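Orders up at the kitchen counter

ROBOT

A 6-joint arm with a two-finger parallel gripper is mounted at the origin on the work surface. World frame = base frame: x ahead of the robot, y to its left, z up, the work surface at z = 0. Lengths are in m, angles in rad, forces in N, time in s.
With the tool pointing down it reaches from about 0.325 to 0.9 m from the base axis. Payload 6.1 kg.
Tool frame: the origin (TCP) lies between the finger pads; the fingertips stand manip.tip_extent ahead of it and the grasp point (between the pads) lies 3 mm ahead of it (manip.tip_extent is the distance from the TCP to the fingertips, in m); z points along the fingers, x is the direction in which the jaws open and shut, and the axes are right-handed (so a half turn about z gives the same grasp; the last joint's range is limited). The gripper opens to 85 mm and grips with 20 to 120 N. Pads are 22 mm wide; open, the fingers measure 114 mm over their backs; the gripper's body (76 mm by 85 mm) begins 54 mm behind the grasp point. The pads swing forward as they close: fully open they stand 13 mm farther back than shut.
Start: joints at [-1.359, 0.22, 1.526, -0, 1.395, -0.126], TCP at [0.207, -0.59, 0.253] pointing down, gripper open.
Joint ranges: [-2.98, 2.98], [-0.91, 2.08], [0.09, 2.57], [-1.24, 4.39], [0.2, 2.65], [-2.68, 2.68]. Speed limits (rad/s): [2.57, 2.57, 3.01, 3.14, 3.14, 3.14].

INTERFACE

Orientations are given as a unit quaternion [w, x, y, z].
In Python, from workcell import manip gives the robot as it stands. The module is installed in compiled form; this text tells all that it offers.
- The arm moves only by the tool servo_tool, never from a script. Its argument "motion" is a list of rows, each an object with "delta_rot": the turn, a rotation vector about the tool's x, y, z in rad, a list of three; "xyz": the shift along the tool's x, y, z in mm, a list of three; "grip": the closure, from 0 (fully open) to 1 (shut). In form: [{"delta_rot": [wx, wy, wz], "xyz": [dx, dy, dz], "grip": grip}, ...]. A call has exactly 8 rows; each row shifts and turns the pose as measured when the row begins, along the tool's axes as they then stand; what a row does not reach is not made up. A row lasts 1/12 s, in which the tool goes at most 41.7 mm and 7.16 degrees, less where a joint would pass 70% of its speed; a pose out of reach is approached as far as the arm can. A call is refused whole if a number of a shift passes 41.7 or a number of a turn 0.125, either way. A call with a gripper value outside its range is refused whole. The fingers move at their own pace and stop on an object; the grip force is fixed at half the most. Time passes only in rows, so rows that do not move let the fingers close, or fill a call up. It gives the time, the measured TCP pose, the force and the opening at its end, in the units of the state.
- manip.read_state(): the state, without advancing time (a new reading comes with each control period).
- manip.get_image(name): name is "scene" or "top" or "wrist"; returns a dict with "color" (480x640x3 uint8, red, green, blue), "depth" (480x640 float32, m along the optical axis (not along the pixel's ray), 0 where there is no reading), "vertical_fov" (degrees; the focal length in pixels is half the picture's height over the tangent of half this angle, whatever the lens; pixels are square), "cx", "cy" (the principal point, pixels), "rvec" (rotation vector, rad) and "tvec" (3), from world to camera coordinates, as OpenCV has them. Camera axes: x right, y down, z forward; pixel columns grow to the right and rows downward; lengths in m; the calibration is good to about 2 mm. A picture is of the moment at which its call begins.
- manip.close_job(): hands the job in, once; it reports no verdict.
The state is a dict: "time": time; "joints": joint angles; "joint_velocities": joint speeds; "tau": joint torques, N m; "eef_pos": TCP position; "ee_rot": TCP orientation; "ft_force": force on the tool from outside, world axes, zero at the start; "wrist_torque": the same for the moment, N m; "gripper_width": finger opening in m.
Only numpy, scipy, OpenCV 4.12 (cv2) and the standard library are available. Lean on these libraries where they do the work, as an engineer would, in place of code of your own. Each camera call takes 0.05 s, during which the arm holds its last target.

TASK

These orders are ready to go out: put the lid on the crock of stuffed peppers, knob up and fully down on the rim, and slide every wooden table paddle lying on the counter into the pile holder, head first under its weighted arm with the one already there, so that each lies flat and straight with its head home against the wire backstop and its handle sticking out in front. When all that is done, ring the counter bell with a full press of its plunger, let everything go, and leave the other kitchen things where they are.

Things in the scene. Friction and masses are not known exactly. Their poses are not given: they have to be found in the camera images.
- paddle0: wooden table paddle, 180 mm long, 7 thick, 45 g: head 90 x 66 (+x half), handle 90 x 24 (-x half). Origin: centre of the head's underside; x from handle to head (handle from -45 to -135), z up. This one already lies in the holder under the weighted arm, and is the bottom of the pile; present in every start
- paddle1: a like wooden table paddle (see paddle0: same size, shape and frame). Starts flat on the counter, head away from the robot (x within about 0.3 rad of the direction from the robot's base to it), or is absent
- paddle2: a like wooden table paddle (see paddle0: same size, shape and frame). Starts flat on the counter, head away from the robot (x within about 0.3 rad of the direction from the robot's base to it), or is absent
- paddle3: a like wooden table paddle (see paddle0: same size, shape and frame). Starts flat on the counter, head away from the robot (x within about 0.3 rad of the direction from the robot's base to it), or is absent
- paddle4: a like wooden table paddle (see paddle0: same size, shape and frame). Starts flat on the counter, head away from the robot (x within about 0.3 rad of the direction from the robot's base to it), or is absent
- paddle5: a like wooden table paddle (see paddle0: same size, shape and frame). Starts flat on the counter, head away from the robot (x within about 0.3 rad of the direction from the robot's base to it), or is absent
- holder: fixed pile holder like a napkin holder: wooden base 180 x 110 mm, top 20 high, from x = -55 to +125. Origin: on the counter, middle of the bay; x points inwards from the open front (robot side) to the back. Wire loops either side of the bay: inner faces at y = +-41, x = -15 to +51, 69 high. A homed paddle has its origin (head centre) at x = +15, its handle 65 past the base, free all round
- backstop (a point): foot of the wire backstop's front face, mid-width, on the base's top (holder x = 60, z = 20 mm); the loop is 38 wide and stands 88 above the counter. Paddle heads go home against it; each paddle raises the pile by 7
- hold_arm (a joint): angle (rad) of the weighted steel arm, about 0.26 kg, hinged at the back of the holder (axis along holder y at x = 115, z = 55 mm); swings freely, falls by its weight (about 2 N on the pile). 0: resting on the bare base; grows as it lifts, about 0.06 per paddle; stop at 1.3 (still falls shut)
- weight_bar (a point): underside of the arm's weight bar (78 mm wide, 22 thick), where it rests on the pile. From there a flat lip 66 wide, 50 long, bends up 22 degrees (plus the arm's angle) towards the open front: a paddle slid in level, head first on top of the pile, pushes under it and lifts the arm by itself, with about 5 N
- lid: round white ceramic lid, about 0.22 kg: flange 132 mm in diameter, 12 to 22 above the origin; below it a spigot 107 in diameter, 12 deep; on top a round knob 26 in diameter, 22 to 55 high. Origin: centre of the spigot's underside, z up. Starts on the counter, knob up
- crock: fixed round white ceramic crock with the stuffed peppers, 132 outside diameter at the rim, 120 inside, 68 high, with two small ears at its sides. Origin: centre of its underside, on the counter. With the lid seated the lid's origin is 56 above the crock's
- bell_top (a point): top centre of the counter bell's plunger button (button 20 in diameter, 8 thick, its top 66 above the counter when up). The bell is a fixed steel dome 80 in diameter on a black base 86 in diameter, dome top 50 high
- bell_plunger (a joint): how far the bell's spring plunger is pressed (m): 0 up, 0.007 at its stop (1.4 N to start, about 4 N at the stop); it springs back. The bell rings at the bottom of the stroke
- sauce_can: bystander: tin can, 74 in diameter, 110 high; origin: centre of its underside
- shaker: bystander: square clear seasoning shaker, 50 x 50 x 128 high; origin: centre of its underside
- measuring_cup: bystander: white measuring cup, 84 in diameter, 48 high, with a 90 long handle to its -x; origin: centre of its underside
- pepper: bystander: green bell pepper, about 100 in diameter and 90 high, standing on the chopping board; origin: centre of its underside
- meat_tray: bystander: white tray of minced meat, 120 x 170 x 30; origin: centre of its underside
- onion_tub: bystander: clear lidded tub of onions, 106 in diameter, 75 high; origin: centre of its underside
Not all that is in view belongs to the job. What is shaped like the paddle1 but pink is not meant.

How it is judged:
On the way, in this order (a step that is already met when the one before it is completed fails the run):
1. lid seated on the crock and every paddle present home under the weighted arm (in any order) (x of each of paddle0, paddle1, paddle2, paddle3, paddle4, paddle5 in the frame of holder above -0.003 m and y of paddle0 in the frame of holder between -0.016 and 0.016 m and z of paddle0 in the frame of holder between 0.015 and 0.065 m and angle between the x axis of each of paddle0, paddle1, paddle2, paddle3, paddle4, paddle5 and the x axis of holder, either way round below 0.2 rad and angle between each of paddle0, paddle1, paddle2, paddle3, paddle4, paddle5's own z axis and vertical below 0.12 rad and linear speed of each of paddle0, paddle1, paddle2, paddle3, paddle4, paddle5, lid below 0.02 m/s and y of paddle1 in the frame of holder between -0.016 and 0.016 m and z of paddle1 in the frame of holder between 0.015 and 0.065 m and y of paddle2 in the frame of holder between -0.016 and 0.016 m and z of paddle2 in the frame of holder between 0.015 and 0.065 m and y of paddle3 in the frame of holder between -0.016 and 0.016 m and z of paddle3 in the frame of holder between 0.015 and 0.065 m and y of paddle4 in the frame of holder between -0.016 and 0.016 m and z of paddle4 in the frame of holder between 0.015 and 0.065 m and y of paddle5 in the frame of holder between -0.016 and 0.016 m and z of paddle5 in the frame of holder between 0.015 and 0.065 m and horizontal distance between lid and crock below 0.01 m and z of lid in the frame of crock between 0.05 and 0.06 m and angle between lid's own z axis and vertical below 0.08 rad), for 0.2 s.
2. bell plunger pressed down to its stop (value of joint bell_plunger above 0.0052 m), for 0.05 s.
At the end, for the whole second after the job is handed in: Every paddle flat and straight (0.2 rad) under the lowered arm, head end within 18 mm of the backstop and 16 mm of the middle line; lid seated level in the crock, knob up; bell pressed to its stop after that and up again; all at rest (all of step 1 and value of joint bell_plunger below 0.002 m and value of joint hold_arm between 0.08 and 0.5 rad); the robot touches nothing.
It fails at once if a bystander (can, shaker, measuring cup, pepper, meat tray or onion tub) pushed more than 40 mm from its place or tipped over (distance of any of sauce_can, shaker, measuring_cup, pepper, meat_tray, onion_tub from where it was at the start of the episode above 0.04 m or angle between any of sauce_can, shaker, measuring_cup, pepper, meat_tray, onion_tub's own z axis and vertical above 0.6 rad).
Of paddle1, paddle2, paddle3, paddle4, paddle5 only 3 to 5 are there at a start; the rules pass over those that are not, and their reading is None.
At some moment in a run one of paddle1, paddle2, paddle3, paddle4, paddle5, lid may be knocked a few centimetres aside while the robot is not near it.
Once in a run the grip may slacken for a moment while it holds something.
It also fails if it takes over 210 s, if anything falls off the work surface, if the arm or the gripper's body presses on something with over 40 N, if the wrist force passes 120 N, or if a joint passes its speed limit or range.

## Working session

There is one attempt and no reset: what is moved stays moved. The work goes in short steps, Python scripts to look and compute and a tool call to move; the robot and the scene stay as the last step left them, time stands still between calls to the robot, and variables do not carry over. Pictures are saved under pics/ and viewed, and the job is handed in when it is done.

Besides the shell and the picture viewer there is one more tool, called as name([rows], argument=value, ...), one row to a line, values as JSON. servo_tool: Moves the arm, as the interface text tells. Its arguments: {"type":"object","properties":{"motion":{"type":"array"}},"required":["motion"]}

```bash
mkdir -p pics; cat > h.py <<'E'
import numpy as np, cv2, json
from scipy.spatial.transform import Rotation as R
from workcell import manip
def cam(name):
    d=manip.get_image(name); h=d['color'].shape[0]
    f=h/2/np.tan(np.radians(d['vertical_fov'])/2)
    d['f']=f; d['Rm']=cv2.Rodrigues(np.array(d['rvec'],float))[0]; d['t']=np.array(d['tvec'],float).reshape(3)
    return d
def ray(d,u,v):
    r=np.array([(u-d['cx'])/d['f'],(v-d['cy'])/d['f'],1.0]); 
    return -d['Rm'].T@d['t'], d['Rm'].T@r
def onplane(d,u,v,z):
    o,r=ray(d,u,v); return o+r*(z-o[2])/r[2]
def cloud(d):
    vv,uu=np.mgrid[0:480,0:640]; Z=d['depth']
    P=np.stack([(uu-d['cx'])/d['f']*Z,(vv-d['cy'])/d['f']*Z,Z],-1)
    return (P-d['t'])@d['Rm']
def proj(d,p):
    c=d['Rm']@np.array(p)+d['t']; return c[0]/c[2]*d['f']+d['cx'], c[1]/c[2]*d['f']+d['cy']
def save(d,n,crop=None,s=1):
    im=d['color'][:,:,::-1]
    if crop: im=im[crop[1]:crop[3],crop[0]:crop[2]]
    im=cv2.resize(im,None,fx=s,fy=s,interpolation=cv2.INTER_CUBIC); cv2.imwrite('pics/'+n+'.png',im)
E
python3 - <<'E'
from h import *
s=manip.read_state(); print(s, manip.tip_extent)
for n in ['scene','top','wrist']:
    d=cam(n); save(d,n+'0'); print(n,d['f'],d['cx'],d['cy'],-d['Rm'].T@d['t'],d['Rm'][2]); 
    np.savez('d_'+n+'0.npz',**{k:d[k] for k in ('color','depth','f','cx','cy','Rm','t')})
E
```

```text
{'time': 0.0, 'joints': array([-1.35906483e+00,  2.21221917e-01,  1.52758669e+00,  6.88026811e-07,
        1.39469671e+00, -1.26087978e-01]), 'joint_velocities': array([-1.59668414e-03, -7.82762319e-04, -1.79403023e-04,  1.77029997e-03,
        1.50714839e-05, -2.47011241e-04]), 'tau': array([-3.38699228e-04, -4.96906078e+01, -3.89396095e+01, -3.83692613e-04,
        1.13319201e-02, -1.75058756e-05]), 'eef_pos': array([ 0.20703137, -0.5891318 ,  0.25221473]), 'ee_rot': array([-6.46909229e-04,  8.15913373e-01, -5.78173376e-01, -7.04327617e-04]), 'ft_force': array([ 0.59420061, -0.05762521,  0.13451416]), 'wrist_torque': array([-0.00950187,  0.01648516,  0.01723533]), 'gripper_width': 0.08519664803578796} 0.022
scene 555.8105922871745 321.2958333938769 235.70268174190332 [ 1.25474811 -0.43475853  1.10093943] [-0.56344756  0.3292967  -0.75768762]
top 552.6944924064106 313.2838067587651 234.2924197047275 [0.39573566 0.02044251 1.42083182] [ 0.09487227  0.00345553 -0.99548346]
wrist 430.54163259327464 323.83818622174493 237.3351355414104 [ 0.27979398 -0.56337485  0.37349233] [-0.28595126 -0.09866258 -0.95315139]
```

View pics/scene0.png

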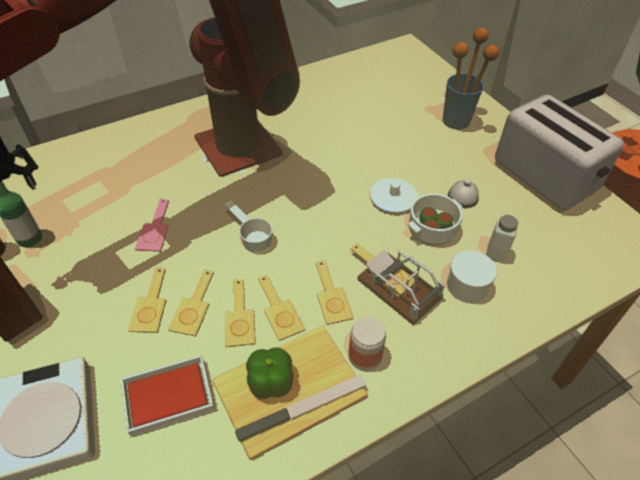

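View pics/top0.png

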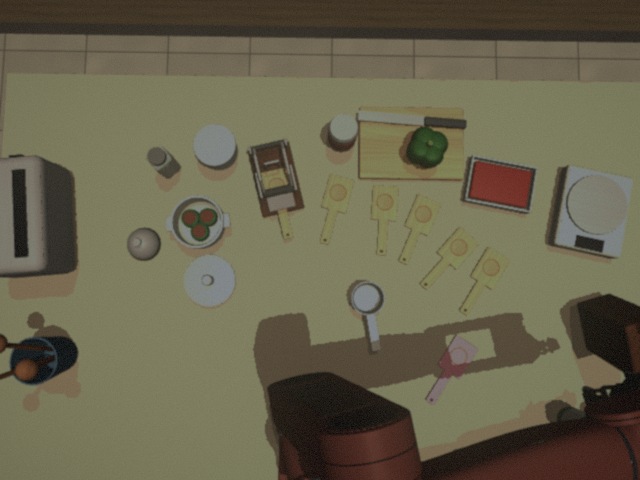

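View pics/wrist0.png

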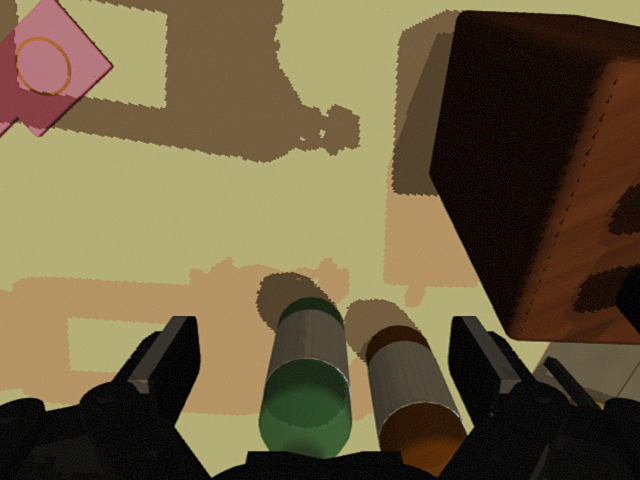

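Overview (top view): five wooden paddles with heads at about (338,190), (384,203), (424,213), (459,246) and (490,266). A sixth is in the holder at (276,180). Look-alikes: the pink paddle (459,355), not meant, and the chopping board (412,143). The lid is at (210,281), with the onion tub lid (214,147) and scale disc (596,205) as look-alikes. The crock is at (198,222) and the bell at (143,243).

```bash
cat >> h.py <<'E'
def wood(d):
    hsv=cv2.cvtColor(d['color'],cv2.COLOR_RGB2HSV)
    return hsv
def paddles(d,verbose=True,z=0.007):
    hsv=cv2.cvtColor(cv2.GaussianBlur(d['color'],(3,3),0),cv2.COLOR_RGB2HSV)
    m=cv2.inRange(hsv,(HL,SL,120),(HH,255,255))
    n,l,st,c=cv2.connectedComponentsWithStats(m)
    out=[]
    for i in range(1,n):
        if 700<st[i,4]<2600:
            cn=max(cv2.findContours((l==i).astype(np.uint8),0,1)[0],key=cv2.contourArea)
            ys,xs=np.where(cv2.drawContours(np.zeros_like(m),[cn],-1,255,-1)>0)
            P=np.array([onplane(d,u,v,z)[:2] for u,v in zip(xs,ys)])
            ctr=P.mean(0); w,V=np.linalg.eigh(np.cov((P-ctr).T)); ax=V[:,1]
            if ax[0]<0: ax=-ax
            s=(P-ctr)@ax; t=(P-ctr)@np.array([-ax[1],ax[0]])
            lo,hi=np.percentile(s,[0.2,99.8])
            wf=np.ptp(t[s>hi-0.06]); wb=np.ptp(t[s<lo+0.06])
            if .15<hi-lo<.2:
                out.append(dict(px=c[i].round(),ctr=ctr,yaw=np.arctan2(ax[1],ax[0]),head=ctr+ax*(hi-.045),hend=ctr+ax*lo,grip=ctr+ax*(lo+.025),L=hi-lo,wf=wf,wb=wb))
    return out,m
HL,HH,SL=15,30,110
E
python3 - <<'E'
from h import *
d=dict(np.load('d_top0.npz'))
hsv=cv2.cvtColor(d['color'],cv2.COLOR_RGB2HSV)
for u,v in [(384,192),(384,240),(338,178),(360,230),(490,255),(459,340),(400,140),(285,222)]: print((u,v),hsv[v,u],d['color'][v,u])
P=cloud(d)
for u,v in [(210,281),(143,243),(360,230),(384,192),(198,205),(214,147),(343,125),(162,155)]: print((u,v),P[v,u].round(4))
E
```

```text
(384, 192) [ 27  90 131] [131 126  85]
(384, 240) [ 29  88 131] [131 129  86]
(338, 178) [ 29  88 128] [128 127  84]
(360, 230) [ 30  63 129] [129 129  97]
(490, 255) [ 28  88 127] [127 124  83]
(459, 340) [178  28 127] [127 113 114]
(400, 140) [ 25  92 128] [128 120  82]
(285, 222) [ 31  91 126] [125 126  81]
(210, 281) [0.4064 0.2782 0.0528]
(143, 243) [0.4986 0.4509 0.0431]
(360, 230) [ 0.5446 -0.0955 -0.0039]
(384, 192) [ 0.6438 -0.1564  0.0035]
(198, 205) [0.6023 0.3249 0.0045]
(214, 147) [0.7385 0.2755 0.0732]
(343, 125) [ 0.7892 -0.0431  0.1071]
(162, 155) [0.7032 0.3884 0.1283]
```

```bash
sed -i 's/^HL,HH,SL=.*/HL,HH,SL=15,36,77/; s/(HL,SL,120)/(HL,SL,70)/' h.py
python3 - <<'E'
from h import *
d=dict(np.load('d_top0.npz'))
o,m=paddles(d); cv2.imwrite('pics/mask0.png',m)
for p in o: print(p['px'],'head',p['head'].round(4),'yaw',p['yaw'].round(3),'grip',p['grip'].round(4),'L',p['L'].round(4),p['wf'].round(3),p['wb'].round(3))
print(d['cx'])
def big(n,c):
    im=cv2.resize(d['color'][c[1]:c[3],c[0]:c[2],::-1],None,fx=4,fy=4,interpolation=cv2.INTER_CUBIC); cv2.imwrite('pics/'+n+'.png',im)
big('hold0',(230,120,320,250)); big('lid0',(110,180,260,320))
E
```

```text
[335. 202.] head [ 0.6386 -0.0346] yaw -0.252 grip [ 0.5324 -0.0073] L 0.1796 0.067 0.025
[383. 212.] head [ 0.6157 -0.1557] yaw -0.06 grip [ 0.5072 -0.1492] L 0.1787 0.067 0.025
[418. 223.] head [ 0.5865 -0.254 ] yaw -0.389 grip [ 0.4846 -0.2123] L 0.1801 0.067 0.026
[451. 255.] head [ 0.5021 -0.344 ] yaw -0.725 grip [ 0.4204 -0.2717] L 0.1792 0.067 0.024
[ 43. 285.] head [0.4017 0.66  ] yaw -1.362 grip [0.3776 0.7735] L 0.1861 0.118 0.062
[485. 276.] head [ 0.4517 -0.4257] yaw -0.546 grip [ 0.3587 -0.3693] L 0.1789 0.067 0.026
[ 56. 388.] head [0.1486 0.6392] yaw -1.078 grip [0.1039 0.7225] L 0.1645 0.078 0.048
313.2838067587651
```

View pics/mask0.png

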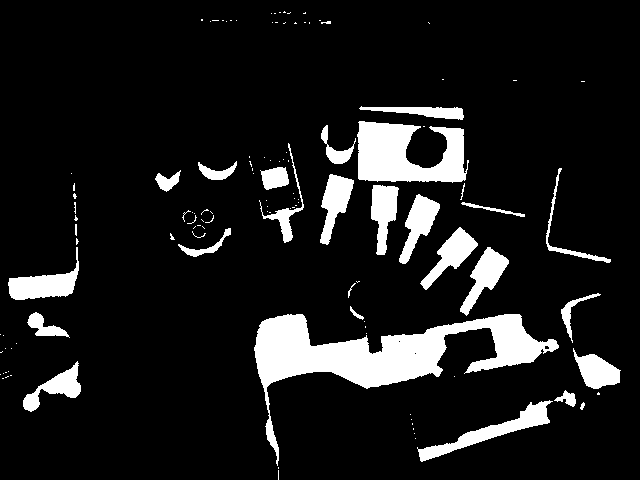

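View pics/hold0.png

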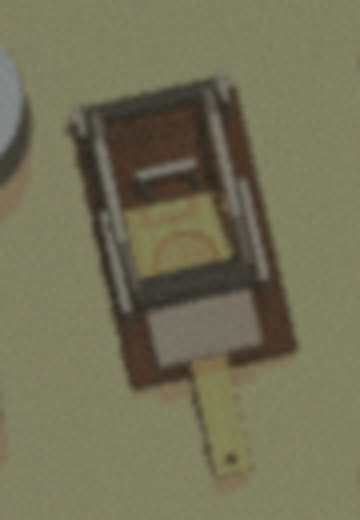

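View pics/lid0.png

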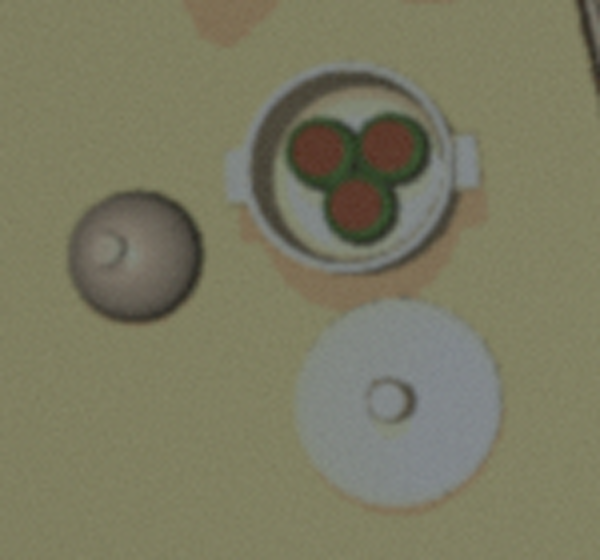

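Mask shows five clean paddles (180 × 67, handle 25 mm: sizes agree); the crops confirm lid knob (207,280), crock rim circle around (198,222), bell button (137,242), holder with paddle0's handle end at (288,238). Now measuring holder, lid, crock and bell.

```bash
python3 - <<'E'
from h import *
d=dict(np.load('d_top0.npz')); s=dict(np.load('d_scene0.npz'))
# brown base
hsv=cv2.cvtColor(cv2.GaussianBlur(d['color'],(3,3),0),cv2.COLOR_RGB2HSV)
x0,y0,x1,y1=235,125,318,250
sub=d['color'][y0:y1,x0:x1].astype(int)
# non-counter mask: differs from counter colour
g=cv2.GaussianBlur(d['color'],(3,3),0)[y0:y1,x0:x1].astype(int)
brown=((g[...,0]<95)&(g[...,0]-g[...,2]>15)).astype(np.uint8)*255
brown=cv2.morphologyEx(brown,cv2.MORPH_CLOSE,np.ones((5,5)))
cv2.imwrite('pics/brown.png',cv2.resize(brown,None,fx=4,fy=4))
# handle of paddle0
m=cv2.inRange(hsv,(15,77,70),(36,255,255)); n,l,st,c=cv2.connectedComponentsWithStats(m)
i=l[225,285]; ys,xs=np.where(l==i); P=np.array([onplane(d,u,v,.027)[:2] for u,v in zip(xs,ys)])
k=ys>=214; Q=P[k]; ctr=Q.mean(0); w,V=np.linalg.eigh(np.cov((Q-ctr).T)); ax=V[:,1]*np.sign(V[0,1]); t=(Q-ctr)@[-ax[1],ax[0]]; lo=np.percentile((Q-ctr)@ax,.3)
print('handle0 ctr',ctr,'yaw',np.arctan2(ax[1],ax[0]),'w',np.ptp(t),'end',ctr+ax*lo,'len',np.ptp((Q-ctr)@ax),'head',ctr+ax*(lo+.135))
# scene: check
# head patch
i=l[178,275]; print('headpatch',st[i],c[i], onplane(d,*c[i],.027))
def circ(mask,z,seed):
    n,l,st,c=cv2.connectedComponentsWithStats(mask); i=l[seed[1],seed[0]]
    cn=max(cv2.findContours((l==i).astype(np.uint8),0,1)[0],key=cv2.contourArea)[:,0]
    cn=cv2.convexHull(cn)[:,0]
    W=np.array([onplane(d,u,v,z)[:2] for u,v in cn])
    A=np.c_[2*W,np.ones(len(W))]; b=(W**2).sum(1); x=np.linalg.lstsq(A,b,rcond=None)[0]
    return x[:2],2*np.sqrt(x[2]+x[:2]@x[:2])
S=hsv[...,1]
wm=((S<45)&(hsv[...,2]>60)).astype(np.uint8)*255
cv2.imwrite('pics/white.png',wm[130:330,100:300])
print('lid flange',circ(wm,.022,(220,290)))
cr=wm.copy(); cr[:,:171]=0; cr[:,226:]=0
for sd in [(198,198),(173,222),(223,225)]:
    print('crock',sd,cr[sd[1],sd[0]],circ(cr,.068,sd))
print('knob',onplane(d,207,280.5,.055),'button',onplane(d,136.75,242.5,.066))
P=cloud(d)
print('lid d',P[290,220],'crock rim',P[198:200,196:200,2], 'button',P[241:245,135:139,2])
E
```

```text
handle0 ctr [0.55185942 0.10374865] yaw 0.6103074444468403 w 0.06673963508128308 end [0.51714984 0.07947358] len 0.09500419181658429 head [0.62777854 0.15684471]
headpatch [260 167  29  23 488] [274.50204918 177.57581967] [0.67280288 0.12677743 0.027     ]
lid flange (array([0.40929895, 0.28616669]), np.float64(0.1317170934882177))
crock (198, 198) 255 (array([0.55326909, 0.31214892]), np.float64(0.1345457198201642))
crock (173, 222) 255 (array([0.55326909, 0.31214892]), np.float64(0.1345457198201642))
crock (223, 225) 255 (array([0.55326909, 0.31214892]), np.float64(0.1345457198201642))
knob [0.40751743 0.2852227  0.055     ] button [0.49786938 0.45914349 0.066     ]
lid d [0.38445575 0.25842469 0.01982951] crock rim [[0.06228647 0.05759895 0.05423588 0.057077  ]
 [0.04706131 0.04397151 0.0424264  0.0485853 ]] button [[0.06719011 0.06525049 0.06682915 0.06985102]
 [0.066621   0.05973642 0.0657991  0.06606604]
 [0.06291356 0.06038616 0.06552346 0.067237  ]
 [0.06940036 0.06497257 0.06083305 0.06385255]]
```

View pics/brown.png

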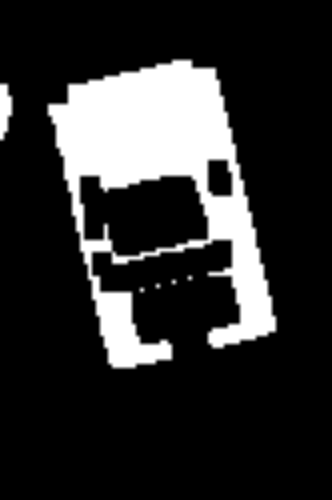

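View pics/white.png

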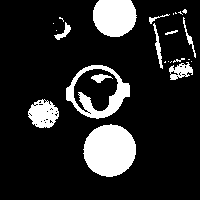

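```bash
python3 - <<'E'
from h import *
d=dict(np.load('d_top0.npz'))
x0,y0,x1,y1=235,125,318,250
g=cv2.GaussianBlur(d['color'],(3,3),0)[y0:y1,x0:x1].astype(int)
b=((g[...,0]<95)&(g[...,0]-g[...,2]>15))
n,l,st,c=cv2.connectedComponentsWithStats(b.astype(np.uint8)); b=l==(1+st[1:,4].argmax())
L=[];Rr=[]
for r in range(40,80):
    xs=np.where(b[r])[0]; 
    L.append(onplane(d,x0+xs[0]-.5,y0+r,.02)[:2]); Rr.append(onplane(d,x0+xs[-1]+.5,y0+r,.02)[:2])
def fit(P):
    v=cv2.fitLine(np.array(P,np.float32),cv2.DIST_HUBER,0,1e-4,1e-4).ravel(); u=v[:2]*np.sign(v[0]); return v[2:],u
(pl,ul),(pr,ur)=fit(L),fit(Rr)
print('yaw L,R',np.arctan2(ul[1],ul[0]),np.arctan2(ur[1],ur[0]))
u=(ul+ur)/2; u/=np.linalg.norm(u); nrm=np.array([-u[1],u[0]]); print('width',(pl-pr)@nrm)
mid=(pl@nrm+pr@nrm)/2
# front edge
F=[]
for cidx in list(range(30,41))+list(range(54,67)):
    ys=np.where(b[:,cidx])[0]; F.append(onplane(d,x0+cidx,y0+ys[-1]+.5,.02)[:2])
pf,uf=fit(F); print('front yaw-90',np.arctan2(uf[1],uf[0]), 'front s',np.median(np.array(F)@u), (np.array(F)@u).round(4))
fs=np.median(np.array(F)@u)
org=u*(fs+.055)+nrm*mid; print('holder origin',org,'yaw',np.arctan2(u[1],u[0]))
# handle of paddle0 relative
hsv=cv2.cvtColor(d['color'],cv2.COLOR_RGB2HSV)
for row in range(214,243,3):
    print(row, [x for x in range(276,300) if hsv[row,x,0]<36 and hsv[row,x,1]>77 and d['color'][row,x,0]>112])
H=[(u_,v_) for v_ in range(219,241) for u_ in range(276,296) if hsv[v_,u_,1]>77 and d['color'][v_,u_,0]>112]
P=np.array([onplane(d,a,b_,.027)[:2] for a,b_ in H])-org
print('handle in holder: x',np.percentile(P@u,[1,99]),'y mean',(P@nrm).mean(), 'slope',np.polyfit(P@u,P@nrm,1))
E
```

```text
yaw L,R 0.9623907 0.24893285
width 0.03916064
front yaw-90 0.9314105 front s 0.5323402018101825 [0.6122 0.6108 0.6116 0.6101 0.6087 0.6073 0.608  0.6066 0.6052 0.6037
 0.6045 0.5327 0.5313 0.532  0.5306 0.5291 0.5277 0.5284 0.527  0.5256
 0.5242 0.5249 0.5235 0.5221]
holder origin [0.65427379 0.0868513 ] yaw 0.6056617
214 [279, 280, 281, 282, 283, 284, 285, 286, 287, 288, 289, 290, 291, 292]
217 [276, 277, 279, 280, 281, 282, 283, 284, 285, 286, 287]
220 [280, 281, 282, 283, 284, 285, 286, 287, 288, 289]
223 [281, 282, 283, 284, 285, 286, 287, 288, 289]
226 [282, 283, 284, 285, 286, 287, 288, 289]
229 [282, 283, 284, 285, 286, 287, 288, 289, 290]
232 [283, 284, 285, 286, 287, 288, 289, 290, 291]
235 [283, 284, 285, 289, 290, 291, 292]
238 [284, 285, 286, 287, 288, 289, 290, 291]
241 [284, 285, 286, 287, 288]
handle in holder: x [-0.11701036 -0.06098088] y mean 0.07101137282468484 slope [-0.31454712  0.04285884]
```

```bash
python3 - <<'E'
from h import *
d=dict(np.load('d_top0.npz'))
x0,y0,x1,y1=235,125,318,250
g=cv2.GaussianBlur(d['color'],(3,3),0)[y0:y1,x0:x1].astype(int)
b=((g[...,0]<95)&(g[...,0]-g[...,2]>15)).astype(np.uint8)
b=cv2.morphologyEx(b,cv2.MORPH_CLOSE,np.ones((5,5)))
n,l,st,c=cv2.connectedComponentsWithStats(b); b=l==(1+st[1:,4].argmax())
L=[];Rr=[]
for r in range(38,86):
    xs=np.where(b[r])[0]; L.append(onplane(d,x0+xs[0]-.5,y0+r,.02)[:2])
for r in range(38,78):
    xs=np.where(b[r])[0]; Rr.append(onplane(d,x0+xs[-1]+.5,y0+r,.02)[:2])
def fit(P):
    v=cv2.fitLine(np.array(P,np.float32),cv2.DIST_HUBER,0,1e-4,1e-4).ravel(); u=v[:2]*np.sign(v[0]); return v[2:],u
(pl,ul),(pr,ur)=fit(L),fit(Rr)
print('yaw L,R',np.arctan2(ul[1],ul[0]),np.arctan2(ur[1],ur[0]))
F=[]
for cidx in list(range(30,41))+list(range(54,67)):
    ys=np.where(b[:,cidx])[0]; F.append(onplane(d,x0+cidx,y0+ys[-1]+.5,.02)[:2])
pf,uf=fit(F); uf=-uf if uf[1]<0 else uf; print('front',np.arctan2(uf[1],uf[0])-np.pi/2)
u=(ul+ur)/2; u/=np.linalg.norm(u); nrm=np.array([-u[1],u[0]]); print('width',(pl-pr)@nrm)
mid=(pl@nrm+pr@nrm)/2
fs=np.median(np.array(F)@u); print(np.std(np.array(F)@u))
org=u*(fs+.055)+nrm*mid; print('holder origin',org,'yaw',np.arctan2(u[1],u[0]))
hsv=cv2.cvtColor(d['color'],cv2.COLOR_RGB2HSV)
H=[(u_,v_) for v_ in range(219,241) for u_ in range(276,296) if hsv[v_,u_,1]>77 and d['color'][v_,u_,0]>112]
P=np.array([onplane(d,a,b_,.027)[:2] for a,b_ in H])-org
print('handle in holder: x',np.percentile(P@u,[1,99]),'y mean',(P@nrm).mean(), 'slope',np.polyfit(P@u,P@nrm,1))
# head mask far edge
m=cv2.inRange(hsv,(15,77,70),(36,255,255)); n,l,st,c=cv2.connectedComponentsWithStats(m); ys,xs=np.where(l==l[178,275])
P=np.array([onplane(d,a,b_,.027)[:2] for a,b_ in zip(xs,ys)])-org; print('head x',np.percentile(P@u,[1,99]),'y',np.percentile(P@nrm,[1,50,99]))
E
```

```text
yaw L,R 0.24863558 0.24817382
front 0.24594676
width 0.110098585
0.0007207384563172219
holder origin [0.63701042 0.11672792] yaw 0.2484047
handle in holder: x [-0.12757585 -0.07122163] y mean 0.002024476948626158 slope [-0.00880329  0.00115035]
head x [0.01272709 0.06121883] y [-0.03171658  0.00127419  0.03292836]
```

Holder: origin (0.637, 0.117), yaw 0.248. The width of 110.1 mm checks, and paddle0 sits at home in its frame. I'll start with the nearest paddle, px (485,276). It is clearly wood-yellow, unlike the pink one at (459,355); close crop to check.

```bash
cat >> h.py <<'E'
HO=np.array([.637,.1167]); HY=.2484
HU=np.array([np.cos(HY),np.sin(HY)]); HN=np.array([-HU[1],HU[0]])
def hol(x,y=0): return HO+HU*x+HN*y
def rot(s): w=s['ee_rot']; return R.from_quat([w[1],w[2],w[3],w[0]])
def need(p,theta,rows=None):
    """print turn (tool rotvec) then shift in tool axes AFTER the turn"""
    s=manip.read_state(); r=rot(s); c,q=np.cos(theta),np.sin(theta)
    T=R.from_matrix(np.array([[c,q,0],[q,-c,0],[0,0,-1]]))
    dv=(r.inv()*T).as_rotvec(); dp=np.array(p)-s['eef_pos']
    a=T.inv().apply(dp)*1000; b=r.inv().apply(dp)*1000
    print('t',round(s['time'],2),'pos',s['eef_pos'].round(4),'F',s['ft_force'].round(1),'w',round(s['gripper_width'],4))
    print('turn',dv.round(3),'rows>=',int(np.ceil(np.abs(dv).max()/.12)),'| shift after turn',a.round(1),'now',b.round(1),'rows>=',int(np.ceil(np.linalg.norm(a)/41)))
E
python3 - <<'E'
from h import *
d=dict(np.load('d_top0.npz'))
cv2.imwrite('pics/p5.png',cv2.resize(d['color'][220:420,400:540,::-1],None,fx=3,fy=3))
need([.3587,-.3693,.10],-.546-np.pi/2)
E
```

```text
t 0.15 pos [ 0.207  -0.5893  0.2525] F [-0.4 -0.9  0.8] w 0.0852
turn [0.    0.001 0.884] rows>= 8 | shift after turn [-266.7  -15.4  152.5] now [-157.  -216.   152.7] rows>= 8
```

View pics/p5.png

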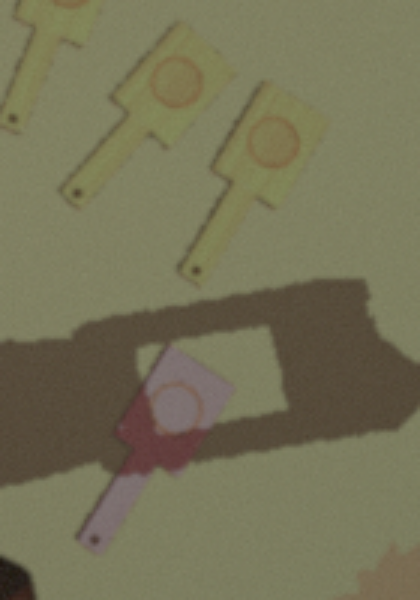

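The crop shows the wooden paddle I want at (255,170) and the pink one clearly apart below it at (150,450).

servo_tool([
  {"delta_rot":[0,0,0.11],"xyz":[0,0,0],"grip":0.45},
  {"delta_rot":[0,0,0.11],"xyz":[0,0,0],"grip":0.45},
  {"delta_rot":[0,0,0.11],"xyz":[0,0,0],"grip":0.45},
  {"delta_rot":[0,0,0.11],"xyz":[0,0,0],"grip":0.45},
  {"delta_rot":[0,0,0.11],"xyz":[0,0,0],"grip":0.45},
  {"delta_rot":[0,0,0.11],"xyz":[0,0,0],"grip":0.45},
  {"delta_rot":[0,0,0.11],"xyz":[0,0,0],"grip":0.45},
  {"delta_rot":[0,0,0.11],"xyz":[0,0,0],"grip":0.45},
])

```text
time: 0.82
eef_pos: [0.2066, -0.5873, 0.2484]
ee_rot: [0.001, -0.475, 0.88, 0.004]
ft_force: [-0.5, -0.2, -0.4]
gripper_width: 0.047
```

servo_tool([
  {"delta_rot":[0,0,0],"xyz":[-33,-2,18],"grip":0.45},
  {"delta_rot":[0,0,0],"xyz":[-33,-2,18],"grip":0.45},
  {"delta_rot":[0,0,0],"xyz":[-33,-2,18],"grip":0.45},
  {"delta_rot":[0,0,0],"xyz":[-33,-2,18],"grip":0.45},
  {"delta_rot":[0,0,0],"xyz":[-33,-2,18],"grip":0.45},
  {"delta_rot":[0,0,0],"xyz":[-33,-2,18],"grip":0.45},
  {"delta_rot":[0,0,0],"xyz":[-33,-2,18],"grip":0.45},
  {"delta_rot":[0,0,0],"xyz":[-33,-2,18],"grip":0.45},
])

```text
time: 1.48
eef_pos: [0.3676, -0.3758, 0.1025]
ee_rot: [-0.001, -0.467, 0.884, -0.001]
ft_force: [0.6, 0.4, 0.0]
gripper_width: 0.0471
```

```bash
python3 - <<'E'
from h import *
need([.3587,-.3693,.04],-.546-np.pi/2)
d=cam('wrist'); save(d,'w1')
need([.3587,-.3693,.04],-.546-np.pi/2)
E
```

```text
t 1.48 pos [ 0.3676 -0.3758  0.1025] F [0.6 0.4 0. ] w 0.0471
turn [-0.001 -0.003 -0.054] rows>= 1 | shift after turn [-0.9 11.  62.5] now [-0.5 11.1 62.4] rows>= 2
t 1.53 pos [ 0.3688 -0.3687  0.0979] F [ 1.2  6.2 -2.1] w 0.0469
turn [ 0.006  0.003 -0.051] rows>= 1 | shift after turn [ 5.7  8.3 57.9] now [ 6.3  7.7 57.9] rows>= 2
```

View pics/w1.png

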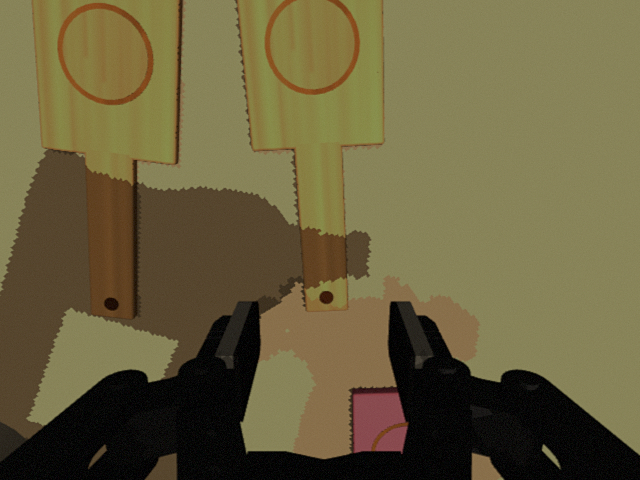

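```bash
python3 - <<'E'
from h import *
d=cam('wrist')
save(d,'w2')
a=onplane(d,327,311,.007);b=onplane(d,319,147,.007); print(a,b,np.linalg.norm(a-b),np.arctan2(*(b-a)[1::-1]))
need([.3587,-.3693,.04],-.546-np.pi/2)
E
```

```text
[ 0.34058029 -0.3511765   0.007     ] [ 0.41585147 -0.39751405  0.007     ] 0.08839071143995332 -0.5518170435494646
t 1.58 pos [ 0.3674 -0.371   0.0992] F [-0.8  0.7 -0. ] w 0.0469
turn [ 0.006  0.002 -0.049] rows>= 1 | shift after turn [ 3.1  8.3 59.2] now [ 3.6  7.8 59.2] rows>= 2
```

View pics/w2.png

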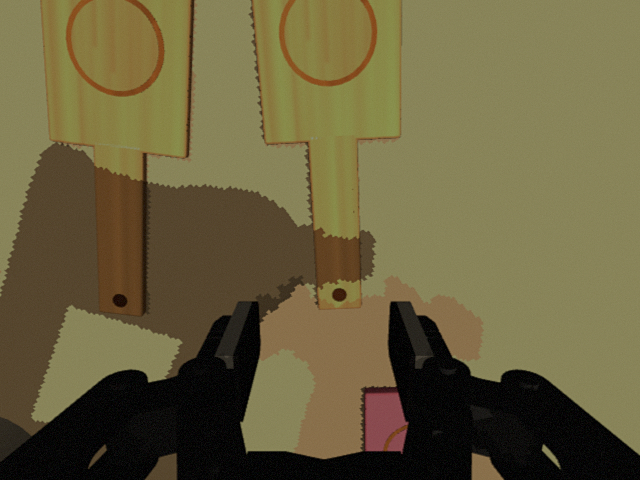

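```bash
cat >> h.py <<'E'
def whandle(d,z=.007,umid=320,show=False):
    """find wood handle in wrist view nearest the middle: returns end and neck world points"""
    P=onplane
    return None
E
python3 - <<'E'
from h import *
d=cam('wrist')
a=onplane(d,339,308,.007);b=onplane(d,333,139,.007); print(a,b,np.linalg.norm(a-b),np.arctan2(*(b-a)[1::-1]))
ax=(b-a)[:2]/np.linalg.norm((b-a)[:2]); g=a[:2]+ax*.025; print(g)
need([*g,.028],np.arctan2(ax[1],ax[0])-np.pi/2)
E
```

```text
[ 0.33624828 -0.35969161  0.007     ] [ 0.41362825 -0.40739449  0.007     ] 0.09090227808047179 -0.5524461305647148
[ 0.35752937 -0.37281088]
t 1.63 pos [ 0.3671 -0.3739  0.1011] F [-0.9  0.5  1.4] w 0.047
turn [ 0.003 -0.001 -0.043] rows>= 1 | shift after turn [ 4.1  8.7 73.1] now [ 4.4  8.3 73.1] rows>= 2
```

servo_tool([
  {"delta_rot":[0,0,-0.04],"xyz":[3,8,10],"grip":0.45},
  {"delta_rot":[0,0,0],"xyz":[0,0,15],"grip":0.45},
  {"delta_rot":[0,0,0],"xyz":[0,0,15],"grip":0.45},
  {"delta_rot":[0,0,0],"xyz":[0,0,15],"grip":0.45},
  {"delta_rot":[0,0,0],"xyz":[0,0,10],"grip":0.45},
  {"delta_rot":[0,0,0],"xyz":[0,0,4],"grip":0.45},
  {"delta_rot":[0,0,0],"xyz":[0,0,0],"grip":0.45},
  {"delta_rot":[0,0,0],"xyz":[0,0,0],"grip":0.45},
])

```text
time: 2.3
eef_pos: [0.3587, -0.382, 0.0357]
ee_rot: [-0.002, -0.486, 0.874, -0.005]
ft_force: [0.1, 0.1, 0.5]
gripper_width: 0.0469
```

```bash
python3 - <<'E'
from h import *
need([.358,-.3715,.025],-.549-np.pi/2)
E
```

```text
t 2.3 pos [ 0.3587 -0.382   0.0357] F [0.1 0.1 0.5] w 0.0469
turn [-0.007 -0.008 -0.007] rows>= 1 | shift after turn [-8.6  6.  10.7] now [-8.6  6.2 10.6] rows>= 1
```

servo_tool([
  {"delta_rot":[-0.007,-0.008,-0.007],"xyz":[-8,6,0],"grip":0.45},
  {"delta_rot":[0,0,0],"xyz":[0,0,0],"grip":0.45},
  {"delta_rot":[0,0,0],"xyz":[0,0,5],"grip":0.45},
  {"delta_rot":[0,0,0],"xyz":[0,0,4],"grip":0.45},
  {"delta_rot":[0,0,0],"xyz":[0,0,0],"grip":0.45},
  {"delta_rot":[0,0,0],"xyz":[0,0,0],"grip":0.45},
  {"delta_rot":[0,0,0],"xyz":[0,0,0],"grip":0.45},
  {"delta_rot":[0,0,0],"xyz":[0,0,0],"grip":0.45},
])

```text
time: 2.97
eef_pos: [0.3592, -0.3732, 0.0292]
ee_rot: [0.001, -0.49, 0.872, -0.003]
ft_force: [0.4, 0.6, 0.3]
gripper_width: 0.0472
```

```bash
python3 - <<'E'
from h import *
need([.358,-.3715,.025],-.549-np.pi/2)
d=cam('wrist'); save(d,'w3')
E
```

```text
t 2.97 pos [ 0.3592 -0.3732  0.0292] F [0.4 0.6 0.3] w 0.0472
turn [-0.005 -0.002  0.001] rows>= 1 | shift after turn [-0.9  1.9  4.2] now [-0.9  1.9  4.2] rows>= 1
```

View pics/w3.png

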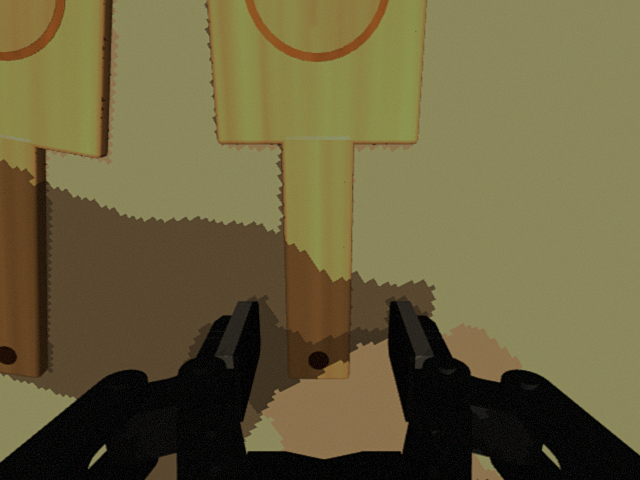

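Handle is centred between the pads (end at (319,378), pads at x≈245/400). Lower slightly and close.

servo_tool([
  {"delta_rot":[0,0,0],"xyz":[-1,2,4],"grip":0.45},
  {"delta_rot":[0,0,0],"xyz":[0,0,0],"grip":0.6},
  {"delta_rot":[0,0,0],"xyz":[0,0,0],"grip":1},
  {"delta_rot":[0,0,0],"xyz":[0,0,0],"grip":1},
  {"delta_rot":[0,0,0],"xyz":[0,0,0],"grip":1},
  {"delta_rot":[0,0,0],"xyz":[0,0,0],"grip":1},
  {"delta_rot":[0,0,0],"xyz":[0,0,0],"grip":1},
  {"delta_rot":[0,0,0],"xyz":[0,0,0],"grip":1},
])

```text
time: 3.68
eef_pos: [0.3582, -0.3716, 0.0254]
ee_rot: [0.001, -0.49, 0.872, -0.003]
ft_force: [0.3, 0.3, 1.3]
gripper_width: 0.0212
```

servo_tool([
  {"delta_rot":[0,0,0],"xyz":[0,0,-20],"grip":1},
  {"delta_rot":[0,0,0],"xyz":[0,0,-25],"grip":1},
  {"delta_rot":[0,0,0],"xyz":[0,0,-25],"grip":1},
  {"delta_rot":[0,0,0],"xyz":[0,0,-20],"grip":1},
  {"delta_rot":[0,0,-0.1],"xyz":[0,0,-10],"grip":1},
  {"delta_rot":[0,0,-0.1],"xyz":[0,0,0],"grip":1},
  {"delta_rot":[0,0,-0.1],"xyz":[0,0,0],"grip":1},
  {"delta_rot":[0,0,-0.1],"xyz":[0,0,0],"grip":1},
])

```text
time: 4.35
eef_pos: [0.3563, -0.3693, 0.128]
ee_rot: [0.0, -0.658, 0.753, -0.0]
ft_force: [-0.0, -0.4, -0.5]
gripper_width: 0.0218
```

```bash
python3 - <<'E'
from h import *
need([*hol(-.22),.10],HY-np.pi/2)
d=cam('wrist'); save(d,'w4')
E
```

```text
t 4.35 pos [ 0.3563 -0.3693  0.128 ] F [-0.  -0.4 -0.5] w 0.0218
turn [-0.001 -0.001 -0.382] rows>= 4 | shift after turn [-402.1 -171.6   28. ] now [-437.1   -9.3   27.8] rows>= 11
```

View pics/w4.png

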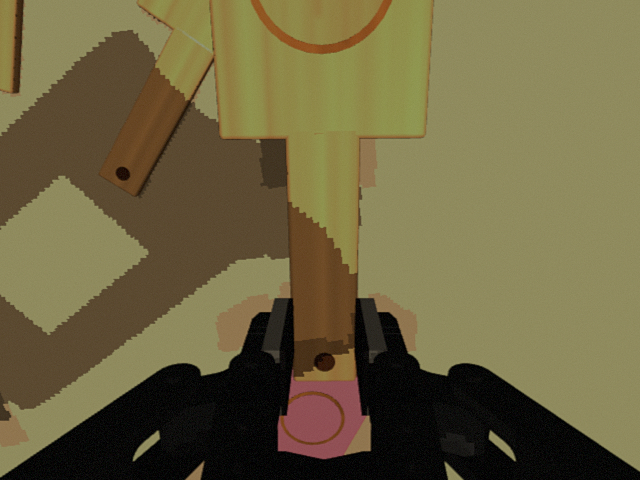

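Paddle is held straight. Turn to the holder's heading and travel.

servo_tool([
  {"delta_rot":[0,0,-0.095],"xyz":[0,0,0],"grip":1},
  {"delta_rot":[0,0,-0.095],"xyz":[0,0,0],"grip":1},
  {"delta_rot":[0,0,-0.095],"xyz":[0,0,0],"grip":1},
  {"delta_rot":[0,0,-0.095],"xyz":[0,0,0],"grip":1},
  {"delta_rot":[0,0,0],"xyz":[-33,-14,0],"grip":1},
  {"delta_rot":[0,0,0],"xyz":[-33,-14,0],"grip":1},
  {"delta_rot":[0,0,0],"xyz":[-33,-14,0],"grip":1},
  {"delta_rot":[0,0,0],"xyz":[-33,-14,0],"grip":1},
])

```text
time: 5.07
eef_pos: [0.3755, -0.2287, 0.1261]
ee_rot: [0.001, 0.788, -0.616, 0.0]
ft_force: [0.5, 0.8, -0.5]
gripper_width: 0.0213
```

servo_tool([
  {"delta_rot":[0,0,0],"xyz":[-33,-14,0],"grip":1},
  {"delta_rot":[0,0,0],"xyz":[-33,-14,0],"grip":1},
  {"delta_rot":[0,0,0],"xyz":[-33,-14,0],"grip":1},
  {"delta_rot":[0,0,0],"xyz":[-33,-14,0],"grip":1},
  {"delta_rot":[0,0,0],"xyz":[-33,-14,0],"grip":1},
  {"delta_rot":[0,0,0],"xyz":[-33,-14,0],"grip":1},
  {"delta_rot":[0,0,0],"xyz":[-20,-8,0],"grip":1},
  {"delta_rot":[0,0,0],"xyz":[0,0,0],"grip":1},
])

```text
time: 5.73
eef_pos: [0.4119, 0.0211, 0.1243]
ee_rot: [-0.0, 0.781, -0.624, -0.001]
ft_force: [0.0, -0.2, -0.8]
gripper_width: 0.0212
```

```bash
python3 - <<'E'
from h import *
need([*hol(-.22),.055],HY-np.pi/2)
E
```

```text
t 5.73 pos [0.4119 0.0211 0.1243] F [ 0.  -0.2 -0.8] w 0.0212
turn [ 0.001  0.001 -0.025] rows>= 1 | shift after turn [-37.3 -21.7  69.3] now [-37.8 -20.8  69.3] rows>= 2
```

servo_tool([
  {"delta_rot":[0,0,-0.025],"xyz":[-19,-11,15],"grip":1},
  {"delta_rot":[0,0,0],"xyz":[-18,-10,15],"grip":1},
  {"delta_rot":[0,0,0],"xyz":[0,0,15],"grip":1},
  {"delta_rot":[0,0,0],"xyz":[0,0,10],"grip":1},
  {"delta_rot":[0,0,0],"xyz":[0,0,6],"grip":1},
  {"delta_rot":[0,0,0],"xyz":[0,0,0],"grip":1},
  {"delta_rot":[0,0,0],"xyz":[0,0,0],"grip":1},
  {"delta_rot":[0,0,0],"xyz":[0,0,0],"grip":1},
])

```text
time: 6.4
eef_pos: [0.4241, 0.0631, 0.061]
ee_rot: [0.001, 0.786, -0.618, 0.0]
ft_force: [0.5, 0.2, -0.2]
gripper_width: 0.0215
```

```bash
python3 - <<'E'
from h import *
need([*hol(-.20),.055],HY-np.pi/2)
d=cam('wrist'); save(d,'w5'); d=cam('scene'); save(d,'s5',(280,180,480,360),4)
need([*hol(-.20),.055],HY-np.pi/2)
E
```

```text
t 6.4 pos [0.4241 0.0631 0.061 ] F [ 0.5  0.2 -0.2] w 0.0215
turn [ 0.001 -0.001 -0.009] rows>= 1 | shift after turn [  0.4 -19.5   6. ] now [  0.2 -19.5   6. ] rows>= 1
t 6.5 pos [0.4246 0.0632 0.0615] F [ 0.3  1.  -0.8] w 0.0213
turn [-0.001 -0.001 -0.009] rows>= 1 | shift after turn [  0.3 -19.    6.5] now [  0.1 -19.    6.5] rows>= 1
```

View pics/w5.png

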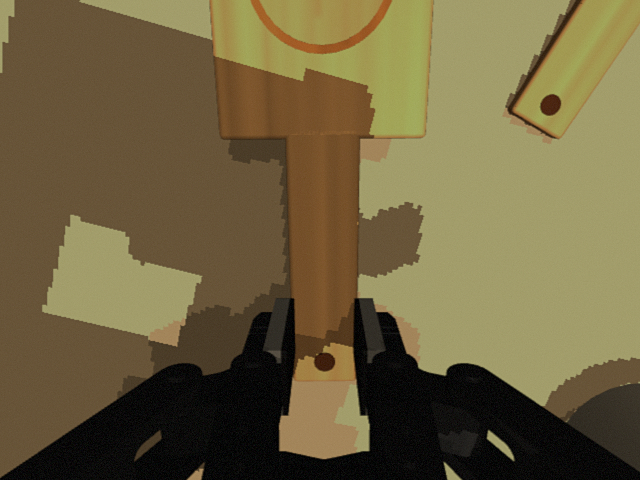

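View pics/s5.png

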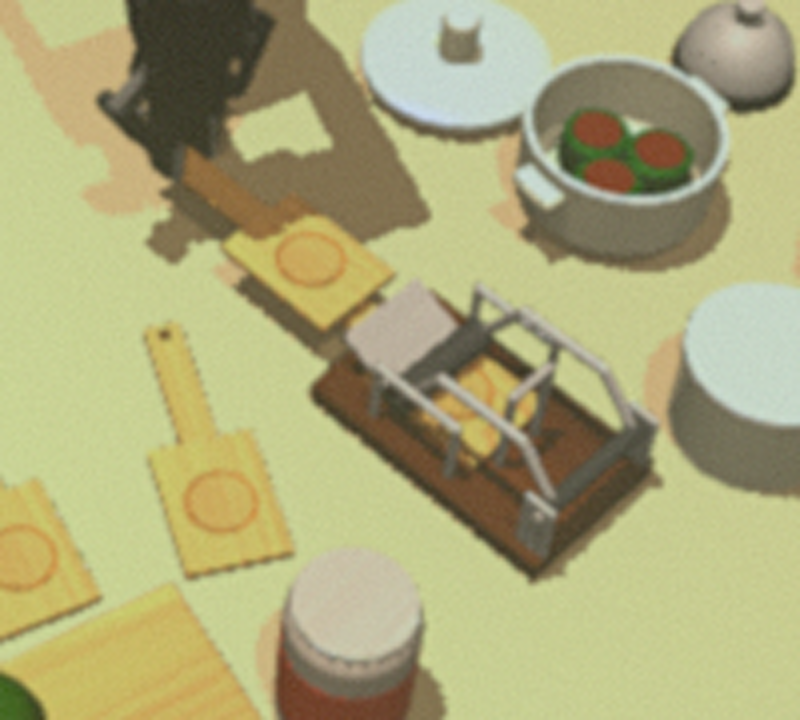

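servo_tool([
  {"delta_rot":[0,0,-0.009],"xyz":[0,0,6],"grip":1},
  {"delta_rot":[0,0,0],"xyz":[0,0,0],"grip":1},
  {"delta_rot":[0,0,0],"xyz":[0,-12,0],"grip":1},
  {"delta_rot":[0,0,0],"xyz":[0,-12,0],"grip":1},
  {"delta_rot":[0,0,0],"xyz":[0,-12,0],"grip":1},
  {"delta_rot":[0,0,0],"xyz":[0,-12,0],"grip":1},
  {"delta_rot":[0,0,0],"xyz":[0,0,0],"grip":1},
  {"delta_rot":[0,0,0],"xyz":[0,0,0],"grip":1},
])

```text
time: 7.17
eef_pos: [0.4735, 0.0742, 0.0565]
ee_rot: [-0.0, 0.789, -0.614, 0.002]
ft_force: [-1.8, -0.3, -1.3]
gripper_width: 0.0212
```

```bash
python3 - <<'E'
from h import *
need([*hol(-.11),.055],HY-np.pi/2)
d=cam('scene'); save(d,'s6',(280,180,480,360),4); d=cam('wrist'); save(d,'w6')
E
```

```text
t 7.17 pos [0.4735 0.0742 0.0565] F [-1.8 -0.3 -1.3] w 0.0212
turn [-0.003 -0.002 -0.001] rows>= 1 | shift after turn [ -1.  -58.9   1.5] now [ -1.  -58.9   1.7] rows>= 2
```

View pics/s6.png

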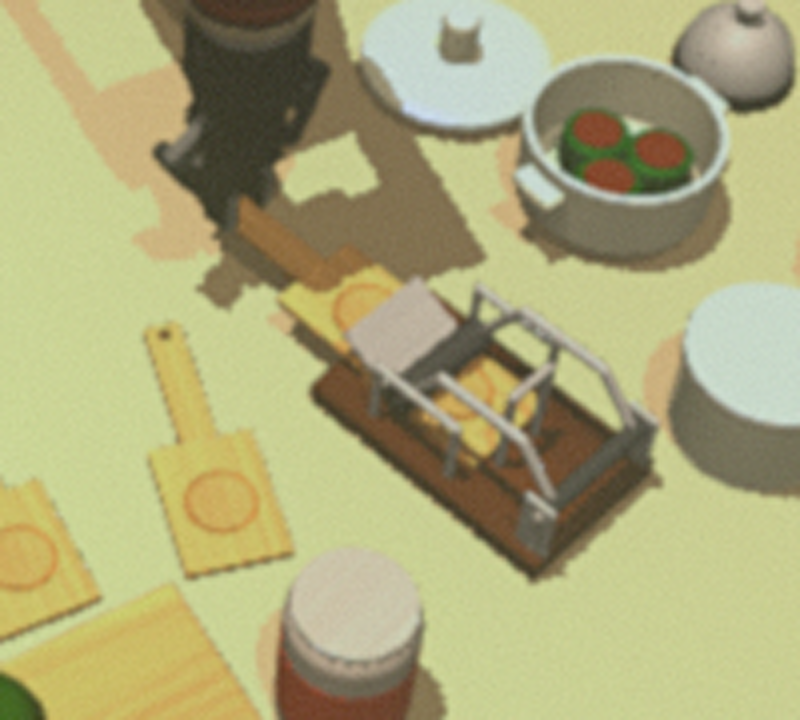

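View pics/w6.png

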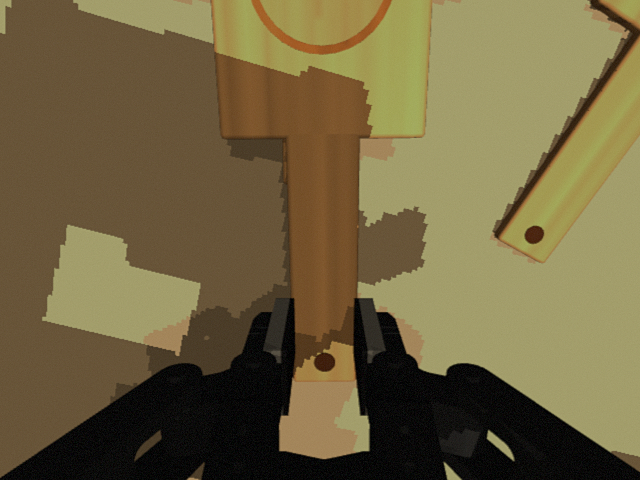

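servo_tool([
  {"delta_rot":[0,0,0],"xyz":[-1,-11,1],"grip":1},
  {"delta_rot":[0,0,0],"xyz":[0,-11,0],"grip":1},
  {"delta_rot":[0,0,0],"xyz":[0,-11,0],"grip":1},
  {"delta_rot":[0,0,0],"xyz":[0,-11,0],"grip":1},
  {"delta_rot":[0,0,0],"xyz":[0,-11,0],"grip":1},
  {"delta_rot":[0,0,0],"xyz":[0,0,0],"grip":1},
  {"delta_rot":[0,0,0],"xyz":[0,0,0],"grip":1},
  {"delta_rot":[0,0,0],"xyz":[0,0,0],"grip":1},
])

```text
time: 7.93
eef_pos: [0.5188, 0.0879, 0.0525]
ee_rot: [0.005, 0.789, -0.614, -0.004]
ft_force: [0.1, 0.9, -0.5]
gripper_width: 0.0211
```

```bash
python3 - <<'E'
from h import *
need([*hol(-.095),.055],HY-np.pi/2)
d=cam('scene'); save(d,'s7',(280,180,480,360),4); d=cam('wrist'); save(d,'w7')
E
```

```text
t 7.93 pos [0.5188 0.0879 0.0525] F [ 0.1  0.9 -0.5] w 0.0211
turn [ 0.013 -0.    -0.001] rows>= 1 | shift after turn [  1.1 -26.6  -2.5] now [  1.1 -26.6  -2.9] rows>= 1
```

View pics/s7.png

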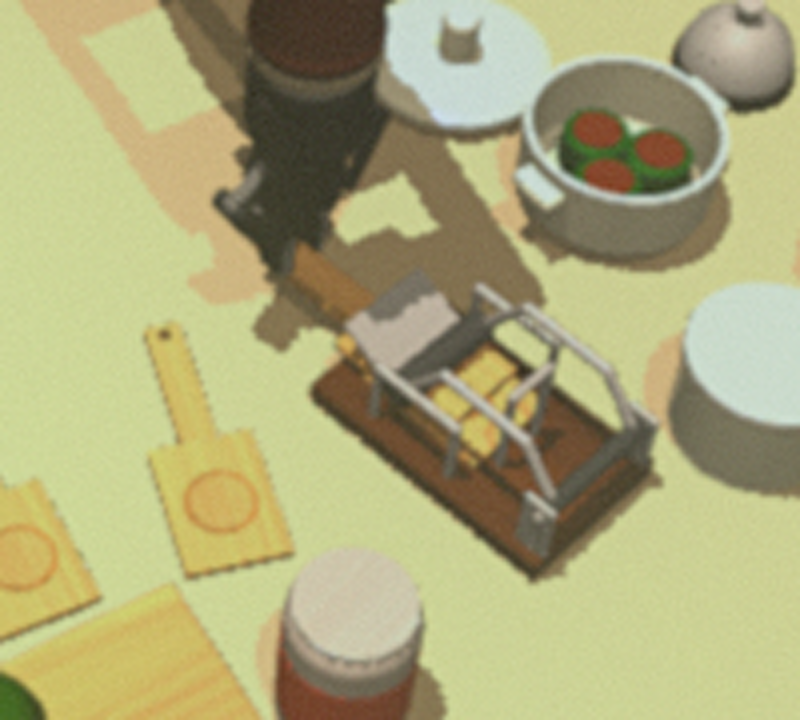

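View pics/w7.png

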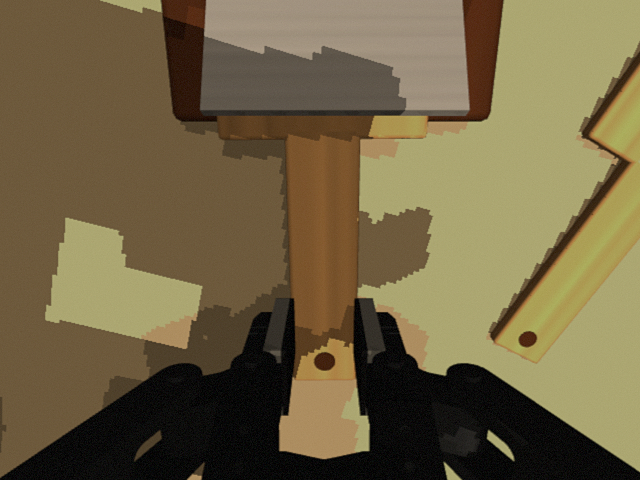

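servo_tool([
  {"delta_rot":[0.012,0,0],"xyz":[1,-8,-2],"grip":1},
  {"delta_rot":[0,0,0],"xyz":[0,-8,0],"grip":1},
  {"delta_rot":[0,0,0],"xyz":[0,-8,0],"grip":1},
  {"delta_rot":[0,0,0],"xyz":[0,-5,0],"grip":1},
  {"delta_rot":[0,0,0],"xyz":[0,-3,0],"grip":1},
  {"delta_rot":[0,0,0],"xyz":[0,0,0],"grip":1},
  {"delta_rot":[0,0,0],"xyz":[0,0,0],"grip":1},
  {"delta_rot":[0,0,0],"xyz":[0,0,0],"grip":1},
])

```text
time: 8.7
eef_pos: [0.5479, 0.0947, 0.0523]
ee_rot: [0.005, 0.789, -0.614, -0.005]
ft_force: [-5.3, -1.8, 3.3]
gripper_width: 0.0211
```

```bash
python3 - <<'E'
from h import *
need([*hol(-.095),.055],HY-np.pi/2)
E
```

```text
t 8.7 pos [0.5479 0.0947 0.0523] F [-5.3 -1.8  3.3] w 0.0211
turn [ 0.014  0.001 -0.001] rows>= 1 | shift after turn [ 0.5  3.2 -2.7] now [ 0.5  3.2 -2.6] rows>= 1
```

Contact with the backstop (5.6 N) at holder x ≈ −0.092, as expected. Release.

servo_tool([
  {"delta_rot":[0,0,0],"xyz":[0,0,0],"grip":0.4},
  {"delta_rot":[0,0,0],"xyz":[0,0,0],"grip":0.4},
  {"delta_rot":[0,0,0],"xyz":[0,0,0],"grip":0.4},
  {"delta_rot":[0,0,0],"xyz":[0,0,0],"grip":0.4},
  {"delta_rot":[0.012,0,0],"xyz":[0,0,-10],"grip":0.4},
  {"delta_rot":[0,0,0],"xyz":[0,0,-30],"grip":0.4},
  {"delta_rot":[0,0,0],"xyz":[0,10,-35],"grip":0.4},
  {"delta_rot":[0,0,0],"xyz":[0,10,-20],"grip":0.4},
])

```text
time: 9.37
eef_pos: [0.5298, 0.0902, 0.1479]
ee_rot: [-0.001, 0.789, -0.614, -0.001]
ft_force: [0.8, -0.2, -1.0]
gripper_width: 0.0514
```

```bash
cat >> h.py <<'E'
def report():
    d=cam('top'); o,m=paddles(d)
    for p in o:
        if p['px'][0]>300: print(p['px'],'head',p['head'].round(4),'yaw',p['yaw'].round(3),'grip',p['grip'].round(4),'L',p['L'].round(4))
    return d
E
python3 - <<'E'
from h import *
d=report(); save(d,'t8')
need([.4204,-.2717,.10],-.725-np.pi/2)
d=cam('scene'); save(d,'s8',(280,180,480,360),4)
E
```

```text
[335. 202.] head [ 0.6388 -0.0347] yaw -0.251 grip [ 0.5324 -0.0074] L 0.1798
[383. 212.] head [ 0.6158 -0.1558] yaw -0.064 grip [ 0.5072 -0.1488] L 0.1789
[418. 223.] head [ 0.5863 -0.2541] yaw -0.394 grip [ 0.485 -0.212] L 0.1796
[451. 255.] head [ 0.5021 -0.344 ] yaw -0.726 grip [ 0.4207 -0.2716] L 0.179
t 9.42 pos [0.5305 0.0901 0.1514] F [3.7 2.2 1.5] w 0.0511
turn [-0.003  0.003  0.973] rows>= 9 | shift after turn [ 343.9 -157.5   51.4] now [323.8 195.7  50.3] rows>= 10
```

View pics/s8.png

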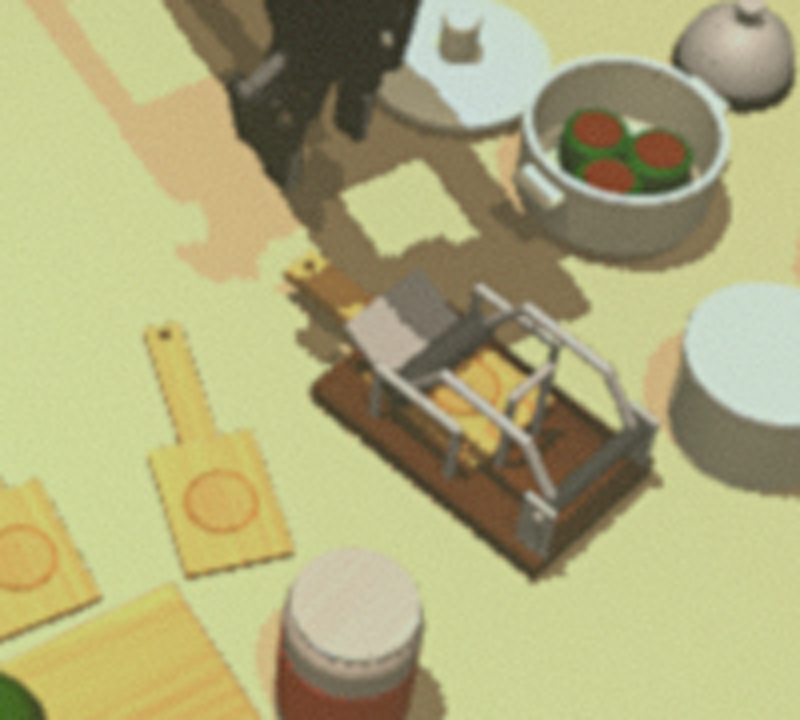

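View pics/t8.png

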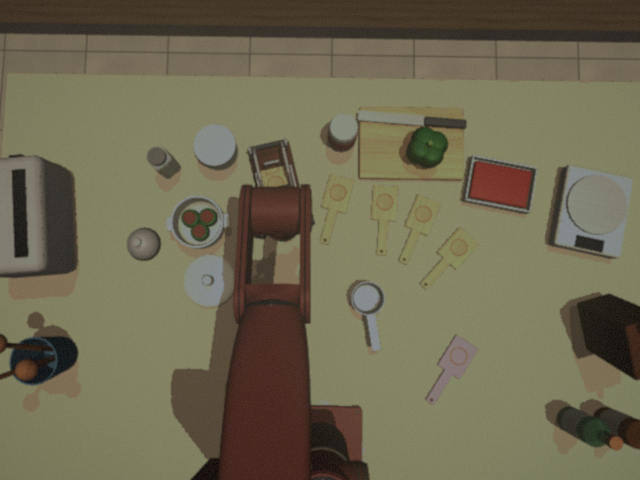

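First paddle home, arm down over it. Next paddle: px (451,255).

servo_tool([
  {"delta_rot":[0,0,0.12],"xyz":[0,0,0],"grip":0.45},
  {"delta_rot":[0,0,0.12],"xyz":[0,0,0],"grip":0.45},
  {"delta_rot":[0,0,0.12],"xyz":[0,0,0],"grip":0.45},
  {"delta_rot":[0,0,0.12],"xyz":[0,0,0],"grip":0.45},
  {"delta_rot":[0,0,0.12],"xyz":[0,0,0],"grip":0.45},
  {"delta_rot":[0,0,0.12],"xyz":[0,0,0],"grip":0.45},
  {"delta_rot":[0,0,0.12],"xyz":[0,0,0],"grip":0.45},
  {"delta_rot":[0,0,0.12],"xyz":[0,0,0],"grip":0.45},
])

```text
time: 10.13
eef_pos: [0.5322, 0.0906, 0.1498]
ee_rot: [0.006, -0.4, 0.917, -0.001]
ft_force: [0.3, -0.7, 0.2]
gripper_width: 0.0469
```

servo_tool([
  {"delta_rot":[0,0,0],"xyz":[34,-16,0],"grip":0.45},
  {"delta_rot":[0,0,0],"xyz":[34,-16,0],"grip":0.45},
  {"delta_rot":[0,0,0],"xyz":[34,-16,0],"grip":0.45},
  {"delta_rot":[0,0,0],"xyz":[34,-16,0],"grip":0.45},
  {"delta_rot":[0,0,0],"xyz":[34,-16,0],"grip":0.45},
  {"delta_rot":[0,0,0],"xyz":[34,-16,0],"grip":0.45},
  {"delta_rot":[0,0,0],"xyz":[34,-16,0],"grip":0.45},
  {"delta_rot":[0,0,0],"xyz":[0,0,0],"grip":0.45},
])

```text
time: 10.8
eef_pos: [0.4484, -0.1664, 0.1444]
ee_rot: [0.009, -0.399, 0.917, -0.002]
ft_force: [-0.1, 0.1, 0.7]
gripper_width: 0.0472
```

```bash
python3 - <<'E'
from h import *
need([.4207,-.2716,.10],-.726-np.pi/2)
E
```

```text
t 10.8 pos [ 0.4484 -0.1664  0.1444] F [-0.1  0.1  0.7] w 0.0472
turn [-0.011  0.015 -0.025] rows>= 1 | shift after turn [ 97.1 -49.1  44.4] now [ 96.5 -51.1  43.5] rows>= 3
```

servo_tool([
  {"delta_rot":[-0.011,0.015,-0.025],"xyz":[0,0,0],"grip":0.45},
  {"delta_rot":[0,0,0],"xyz":[30,-15,14],"grip":0.45},
  {"delta_rot":[0,0,0],"xyz":[30,-15,14],"grip":0.45},
  {"delta_rot":[0,0,0],"xyz":[20,-11,14],"grip":0.45},
  {"delta_rot":[0,0,0],"xyz":[13,-7,0],"grip":0.45},
  {"delta_rot":[0,0,0],"xyz":[0,0,0],"grip":0.45},
  {"delta_rot":[0,0,0],"xyz":[0,0,0],"grip":0.45},
  {"delta_rot":[0,0,0],"xyz":[0,0,0],"grip":0.45},
])

```text
time: 11.47
eef_pos: [0.4251, -0.2677, 0.0993]
ee_rot: [-0.001, -0.415, 0.91, 0.001]
ft_force: [0.2, 0.0, 0.7]
gripper_width: 0.0468
```

```bash
python3 - <<'E'
from h import *
d=cam('wrist'); save(d,'w9')
need([.4207,-.2716,.026],-.726-np.pi/2)
E
```

```text
t 11.52 pos [ 0.4251 -0.2674  0.0993] F [-0.   0.7 -0.4] w 0.0472
turn [ 0.003 -0.001  0.012] rows>= 1 | shift after turn [ 6.1  0.5 73.3] now [ 6.   0.4 73.3] rows>= 2
```

View pics/w9.png

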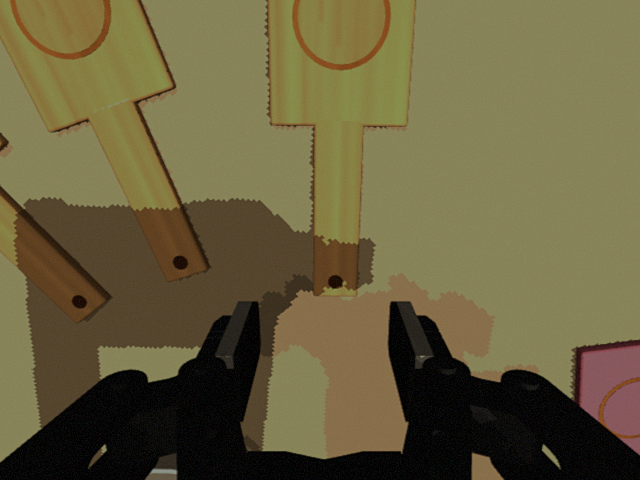

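servo_tool([
  {"delta_rot":[0,0,0.012],"xyz":[4,2,0],"grip":0.45},
  {"delta_rot":[0,0,0],"xyz":[0,0,15],"grip":0.45},
  {"delta_rot":[0,0,0],"xyz":[0,0,15],"grip":0.45},
  {"delta_rot":[0,0,0],"xyz":[0,0,15],"grip":0.45},
  {"delta_rot":[0,0,0],"xyz":[0,0,12],"grip":0.45},
  {"delta_rot":[0,0,0],"xyz":[0,0,8],"grip":0.45},
  {"delta_rot":[0,0,0],"xyz":[0,0,0],"grip":0.45},
  {"delta_rot":[0,0,0],"xyz":[0,0,0],"grip":0.45},
])

```text
time: 12.18
eef_pos: [0.4248, -0.2639, 0.0357]
ee_rot: [0.001, -0.414, 0.91, -0.002]
ft_force: [-0.3, -0.9, -0.3]
gripper_width: 0.0468
```

```bash
python3 - <<'E'
from h import *
d=cam('wrist'); save(d,'w10')
need([.4207,-.2716,.025],-.726-np.pi/2)
E
```

```text
t 12.23 pos [ 0.4247 -0.2639  0.0358] F [ 0.1 -0.4 -0.3] w 0.0471
turn [-0.004 -0.     0.008] rows>= 1 | shift after turn [ 8.4 -2.1 10.8] now [ 8.4 -2.  10.8] rows>= 1
```

View pics/w10.png

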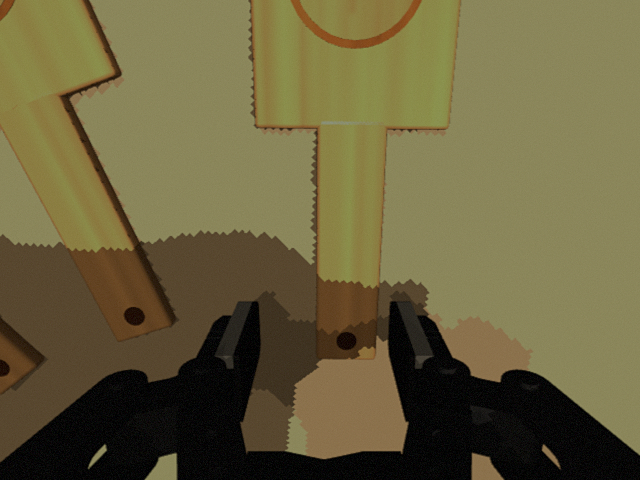

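servo_tool([
  {"delta_rot":[0,0,0.008],"xyz":[8,-2,0],"grip":0.45},
  {"delta_rot":[0,0,0],"xyz":[0,0,0],"grip":0.45},
  {"delta_rot":[0,0,0],"xyz":[0,0,6],"grip":0.45},
  {"delta_rot":[0,0,0],"xyz":[0,0,5],"grip":0.45},
  {"delta_rot":[0,0,0],"xyz":[0,0,0],"grip":0.45},
  {"delta_rot":[0,0,0],"xyz":[0,0,0],"grip":0.45},
  {"delta_rot":[0,0,0],"xyz":[0,0,0],"grip":0.45},
  {"delta_rot":[0,0,0],"xyz":[0,0,0],"grip":0.45},
])

```text
time: 12.9
eef_pos: [0.4224, -0.274, 0.0269]
ee_rot: [0.002, -0.409, 0.912, -0.004]
ft_force: [0.4, 0.1, -0.2]
gripper_width: 0.0469
```

```bash
python3 - <<'E'
from h import *
need([.4207,-.2716,.025],-.726-np.pi/2)
E
```

```text
t 12.9 pos [ 0.4224 -0.274   0.0269] F [ 0.4  0.1 -0.2] w 0.0469
turn [-0.01  -0.    -0.001] rows>= 1 | shift after turn [-0.7  2.8  1.9] now [-0.7  2.9  1.9] rows>= 1
```

servo_tool([
  {"delta_rot":[-0.01,0,0],"xyz":[-1,3,2],"grip":0.45},
  {"delta_rot":[0,0,0],"xyz":[0,0,0],"grip":0.6},
  {"delta_rot":[0,0,0],"xyz":[0,0,0],"grip":1},
  {"delta_rot":[0,0,0],"xyz":[0,0,0],"grip":1},
  {"delta_rot":[0,0,0],"xyz":[0,0,0],"grip":1},
  {"delta_rot":[0,0,0],"xyz":[0,0,0],"grip":1},
  {"delta_rot":[0,0,0],"xyz":[0,0,0],"grip":1},
  {"delta_rot":[0,0,0],"xyz":[0,0,0],"grip":1},
])

```text
time: 13.57
eef_pos: [0.421, -0.271, 0.0251]
ee_rot: [-0.0, -0.41, 0.912, 0.0]
ft_force: [-0.3, 0.7, 0.6]
gripper_width: 0.0211
```

servo_tool([
  {"delta_rot":[0,0,0],"xyz":[0,0,-20],"grip":1},
  {"delta_rot":[0,0,0],"xyz":[0,0,-25],"grip":1},
  {"delta_rot":[0,0,0],"xyz":[0,0,-25],"grip":1},
  {"delta_rot":[0,0,0],"xyz":[0,0,-25],"grip":1},
  {"delta_rot":[0,0,-0.12],"xyz":[0,0,-5],"grip":1},
  {"delta_rot":[0,0,-0.12],"xyz":[0,0,0],"grip":1},
  {"delta_rot":[0,0,-0.12],"xyz":[0,0,0],"grip":1},
  {"delta_rot":[0,0,-0.12],"xyz":[0,0,0],"grip":1},
])

```text
time: 14.23
eef_pos: [0.4196, -0.2696, 0.1283]
ee_rot: [-0.001, -0.621, 0.784, 0.003]
ft_force: [-0.5, 0.1, -0.3]
gripper_width: 0.0211
```

servo_tool([
  {"delta_rot":[0,0,-0.12],"xyz":[0,0,0],"grip":1},
  {"delta_rot":[0,0,-0.12],"xyz":[0,0,0],"grip":1},
  {"delta_rot":[0,0,-0.12],"xyz":[0,0,0],"grip":1},
  {"delta_rot":[0,0,-0.12],"xyz":[0,0,0],"grip":1},
  {"delta_rot":[0,0,0],"xyz":[-30,-8,0],"grip":1},
  {"delta_rot":[0,0,0],"xyz":[-30,-8,0],"grip":1},
  {"delta_rot":[0,0,0],"xyz":[-30,-8,0],"grip":1},
  {"delta_rot":[0,0,0],"xyz":[-30,-8,0],"grip":1},
])

```text
time: 14.9
eef_pos: [0.4175, -0.1469, 0.1285]
ee_rot: [0.001, 0.796, -0.606, -0.001]
ft_force: [-0.2, 0.3, -1.3]
gripper_width: 0.0212
```

```bash
python3 - <<'E'
from h import *
d=cam('wrist'); save(d,'w11')
need([*hol(-.22),.075],HY-np.pi/2)
E
```

```text
t 14.95 pos [ 0.4166 -0.1418  0.1276] F [ 1.9  3.3 -1.8] w 0.0211
turn [0.003 0.006 0.023] rows>= 1 | shift after turn [-196.4  -57.2   52.6] now [-194.7  -61.9   53.7] rows>= 6
```

View pics/w11.png

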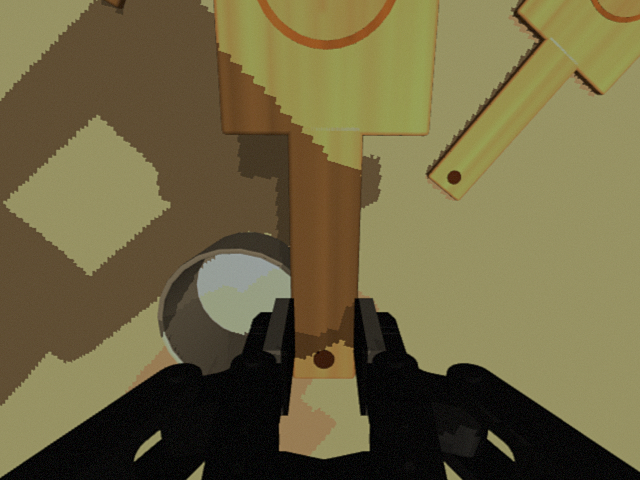

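servo_tool([
  {"delta_rot":[0,0,0.02],"xyz":[-30,-9,5],"grip":1},
  {"delta_rot":[0,0,0],"xyz":[-33,-9,5],"grip":1},
  {"delta_rot":[0,0,0],"xyz":[-33,-9,5],"grip":1},
  {"delta_rot":[0,0,0],"xyz":[-33,-9,5],"grip":1},
  {"delta_rot":[0,0,0],"xyz":[-33,-9,10],"grip":1},
  {"delta_rot":[0,0,0],"xyz":[-20,-6,10],"grip":1},
  {"delta_rot":[0,0,0],"xyz":[0,0,10],"grip":1},
  {"delta_rot":[0,0,0],"xyz":[0,0,0],"grip":1},
])

```text
time: 15.62
eef_pos: [0.4198, 0.0561, 0.0775]
ee_rot: [-0.001, 0.791, -0.612, -0.001]
ft_force: [-0.6, -0.5, -0.8]
gripper_width: 0.021
```

```bash
python3 - <<'E'
from h import *
need([*hol(-.22),.0625],HY-np.pi/2)
E
```

```text
t 15.62 pos [0.4198 0.0561 0.0775] F [-0.6 -0.5 -0.8] w 0.021
turn [-0.001  0.003  0.005] rows>= 1 | shift after turn [-5.3 -5.5 15. ] now [-5.2 -5.5 15.1] rows>= 1
```

servo_tool([
  {"delta_rot":[0,0.003,0.005],"xyz":[-5,-5,8],"grip":1},
  {"delta_rot":[0,0,0],"xyz":[0,0,6],"grip":1},
  {"delta_rot":[0,0,0],"xyz":[0,0,0],"grip":1},
  {"delta_rot":[0,0,0],"xyz":[0,0,0],"grip":1},
  {"delta_rot":[0,0,0],"xyz":[0,0,0],"grip":1},
  {"delta_rot":[0,0,0],"xyz":[0,0,0],"grip":1},
  {"delta_rot":[0,0,0],"xyz":[0,0,0],"grip":1},
  {"delta_rot":[0,0,0],"xyz":[0,0,0],"grip":1},
])

```text
time: 16.28
eef_pos: [0.4243, 0.0572, 0.0643]
ee_rot: [0.0, 0.788, -0.616, 0.001]
ft_force: [-0.6, -0.0, 0.4]
gripper_width: 0.0217
```

```bash
python3 - <<'E'
from h import *
need([*hol(-.17),.0625],HY-np.pi/2)
d=cam('scene'); save(d,'s12',(280,180,480,360),4)
E
```

```text
t 16.28 pos [0.4243 0.0572 0.0643] F [-0.6 -0.   0.4] w 0.0217
turn [-0.    -0.002 -0.004] rows>= 1 | shift after turn [ -5.4 -50.8   1.8] now [ -5.6 -50.8   1.8] rows>= 2
```

View pics/s12.png

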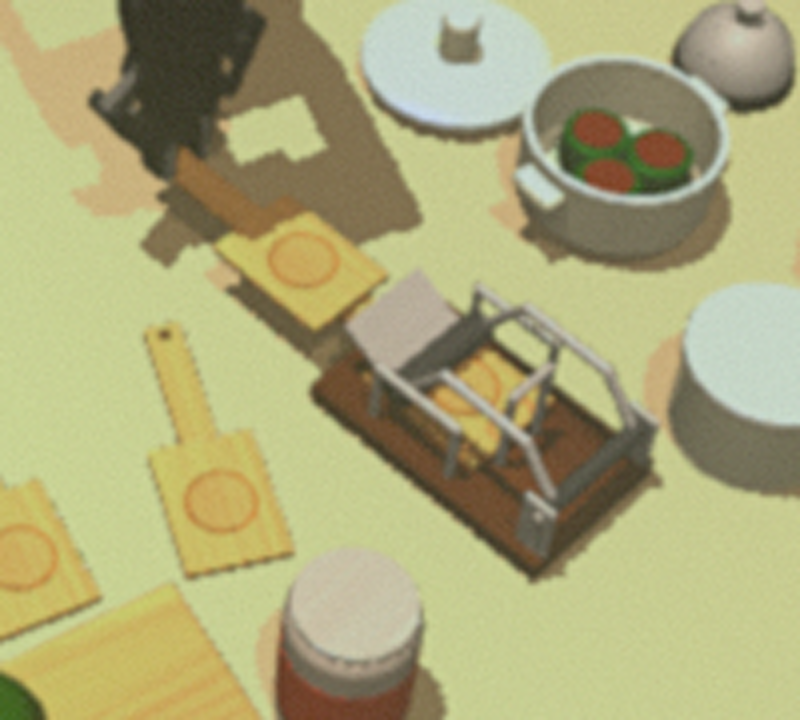

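servo_tool([
  {"delta_rot":[0,0,0],"xyz":[-6,0,2],"grip":1},
  {"delta_rot":[0,0,0],"xyz":[0,0,0],"grip":1},
  {"delta_rot":[0,0,0],"xyz":[0,-11,0],"grip":1},
  {"delta_rot":[0,0,0],"xyz":[0,-11,0],"grip":1},
  {"delta_rot":[0,0,0],"xyz":[0,0,0],"grip":1},
  {"delta_rot":[0,0,0],"xyz":[0,0,0],"grip":1},
  {"delta_rot":[0,0,0],"xyz":[0,0,0],"grip":1},
  {"delta_rot":[0,0,0],"xyz":[0,0,0],"grip":1},
])

```text
time: 17.0
eef_pos: [0.4431, 0.0699, 0.062]
ee_rot: [0.001, 0.789, -0.615, 0.0]
ft_force: [-0.3, -1.1, -0.4]
gripper_width: 0.0212
```

```bash
python3 - <<'E'
from h import *
need([*hol(-.17),.0625],HY-np.pi/2)
E
```

```text
t 17.0 pos [0.4431 0.0699 0.062 ] F [-0.3 -1.1 -0.4] w 0.0212
turn [ 0.001 -0.001 -0.002] rows>= 1 | shift after turn [  2.3 -29.4  -0.5] now [  2.3 -29.4  -0.5] rows>= 1
```

servo_tool([
  {"delta_rot":[0,0,0],"xyz":[1,-12,0],"grip":1},
  {"delta_rot":[0,0,0],"xyz":[1,-12,0],"grip":1},
  {"delta_rot":[0,0,0],"xyz":[0,-12,0],"grip":1},
  {"delta_rot":[0,0,0],"xyz":[0,-12,0],"grip":1},
  {"delta_rot":[0,0,0],"xyz":[0,-12,0],"grip":1},
  {"delta_rot":[0,0,0],"xyz":[0,-12,0],"grip":1},
  {"delta_rot":[0,0,0],"xyz":[0,0,0],"grip":1},
  {"delta_rot":[0,0,0],"xyz":[0,0,0],"grip":1},
])

```text
time: 17.67
eef_pos: [0.5054, 0.0849, 0.0585]
ee_rot: [0.007, 0.789, -0.615, -0.006]
ft_force: [-2.7, -0.2, 2.4]
gripper_width: 0.0214
```

```bash
python3 - <<'E'
from h import *
need([*hol(-.092),.0625],HY-np.pi/2)
d=cam('wrist'); save(d,'w13')
E
```

```text
t 17.67 pos [0.5054 0.0849 0.0585] F [-2.7 -0.2  2.4] w 0.0214
turn [ 0.019  0.001 -0.002] rows>= 1 | shift after turn [  1.5 -43.4  -4. ] now [  1.5 -43.3  -4.8] rows>= 2
```

View pics/w13.png

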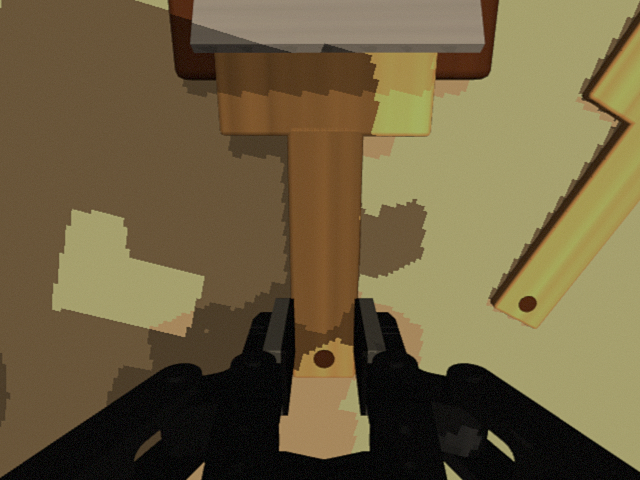

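servo_tool([
  {"delta_rot":[0.018,0,0],"xyz":[1,-4,-4],"grip":1},
  {"delta_rot":[0,0,0],"xyz":[1,-10,0],"grip":1},
  {"delta_rot":[0,0,0],"xyz":[0,-10,0],"grip":1},
  {"delta_rot":[0.005,0,0],"xyz":[0,-10,-1],"grip":1},
  {"delta_rot":[0,0,0],"xyz":[0,-8,0],"grip":1},
  {"delta_rot":[0,0,0],"xyz":[0,-4,0],"grip":1},
  {"delta_rot":[0,0,0],"xyz":[0,0,0],"grip":1},
  {"delta_rot":[0,0,0],"xyz":[0,0,0],"grip":1},
])

```text
time: 18.38
eef_pos: [0.5468, 0.0939, 0.0595]
ee_rot: [0.003, 0.789, -0.615, -0.004]
ft_force: [-1.7, -1.2, -0.3]
gripper_width: 0.0214
```

```bash
python3 - <<'E'
from h import *
need([*hol(-.092),.0605],HY-np.pi/2)
E
```

```text
t 18.38 pos [0.5468 0.0939 0.0595] F [-1.7 -1.2 -0.3] w 0.0214
turn [ 0.01   0.003 -0.001] rows>= 1 | shift after turn [ 0.  -1.1 -1. ] now [ 0.  -1.1 -1. ] rows>= 1
```

servo_tool([
  {"delta_rot":[0,0,0],"xyz":[0,-4,0],"grip":1},
  {"delta_rot":[0,0,0],"xyz":[0,-4,0],"grip":1},
  {"delta_rot":[0,0,0],"xyz":[0,0,0],"grip":1},
  {"delta_rot":[0,0,0],"xyz":[0,0,0],"grip":1},
  {"delta_rot":[0,0,0],"xyz":[0,0,0],"grip":1},
  {"delta_rot":[0,0,0],"xyz":[0,0,0],"grip":1},
  {"delta_rot":[0,0,0],"xyz":[0,0,0],"grip":1},
  {"delta_rot":[0,0,0],"xyz":[0,0,0],"grip":1},
])

```text
time: 19.05
eef_pos: [0.5471, 0.0938, 0.0591]
ee_rot: [0.012, 0.789, -0.614, -0.012]
ft_force: [-4.8, -1.6, 2.8]
gripper_width: 0.0213
```

servo_tool([
  {"delta_rot":[0,0,0],"xyz":[0,0,0],"grip":0.4},
  {"delta_rot":[0,0,0],"xyz":[0,0,0],"grip":0.4},
  {"delta_rot":[0,0,0],"xyz":[0,0,0],"grip":0.4},
  {"delta_rot":[0,0,0],"xyz":[0,0,0],"grip":0.4},
  {"delta_rot":[0.01,0,0],"xyz":[0,0,-10],"grip":0.4},
  {"delta_rot":[0,0,0],"xyz":[0,0,-30],"grip":0.4},
  {"delta_rot":[0,0,0],"xyz":[0,10,-35],"grip":0.4},
  {"delta_rot":[0,0,0],"xyz":[0,0,0],"grip":0.4},
])

```text
time: 19.72
eef_pos: [0.5423, 0.0925, 0.1387]
ee_rot: [0.004, 0.789, -0.614, -0.006]
ft_force: [2.0, 0.5, 0.9]
gripper_width: 0.0511
```

```bash
python3 - <<'E'
from h import *
d=report()
need([.485,-.212,.10],-.394-np.pi/2)
d=cam('scene'); save(d,'s14',(280,180,480,360),4)
E
```

```text
[335. 202.] head [ 0.6384 -0.0348] yaw -0.255 grip [ 0.5321 -0.0071] L 0.1799
[383. 212.] head [ 0.6155 -0.1558] yaw -0.066 grip [ 0.5072 -0.1487] L 0.1785
[418. 223.] head [ 0.5859 -0.2541] yaw -0.395 grip [ 0.4847 -0.2119] L 0.1796
t 19.77 pos [0.5419 0.0925 0.1364] F [-0.3  0.  -1. ] w 0.0515
turn [ 0.015 -0.001  0.642] rows>= 6 | shift after turn [303.  -64.4  36.4] now [281.3 129.4  37.3] rows>= 8
```

View pics/s14.png

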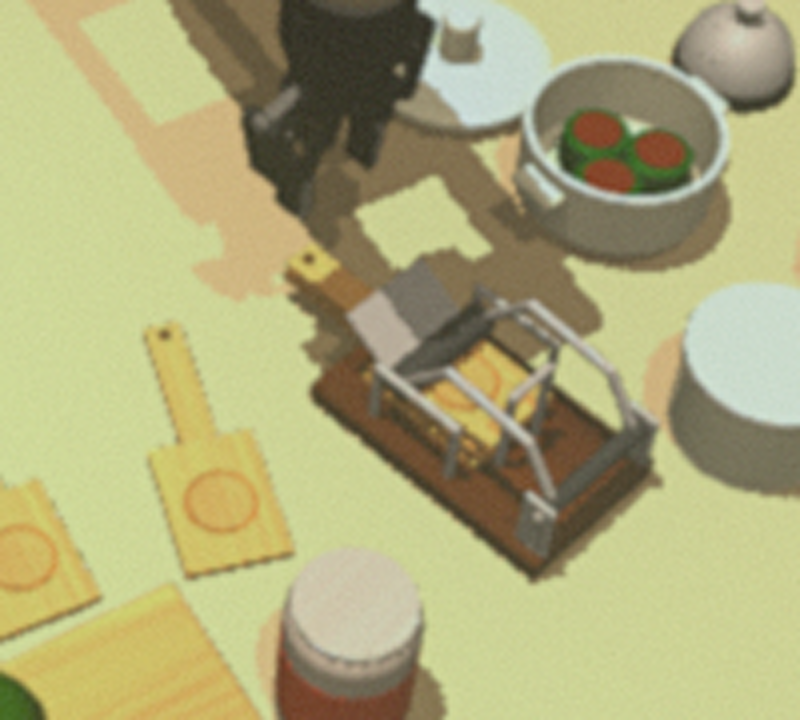

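Three in the pile, neatly stacked. Next paddle: px (418,223), grip (0.485,−0.212), yaw −0.395.

servo_tool([
  {"delta_rot":[0.014,0,0.107],"xyz":[0,0,0],"grip":0.45},
  {"delta_rot":[0,0,0.107],"xyz":[0,0,0],"grip":0.45},
  {"delta_rot":[0,0,0.107],"xyz":[0,0,0],"grip":0.45},
  {"delta_rot":[0,0,0.107],"xyz":[0,0,0],"grip":0.45},
  {"delta_rot":[0,0,0.107],"xyz":[0,0,0],"grip":0.45},
  {"delta_rot":[0,0,0.107],"xyz":[0,0,0],"grip":0.45},
  {"delta_rot":[0,0,0],"xyz":[33,-7,0],"grip":0.45},
  {"delta_rot":[0,0,0],"xyz":[33,-7,0],"grip":0.45},
])

```text
time: 20.48
eef_pos: [0.5231, 0.0304, 0.1269]
ee_rot: [-0.003, -0.543, 0.839, 0.005]
ft_force: [0.5, -0.6, -0.4]
gripper_width: 0.0472
```

servo_tool([
  {"delta_rot":[0,0,0],"xyz":[33,-7,0],"grip":0.45},
  {"delta_rot":[0,0,0],"xyz":[33,-7,0],"grip":0.45},
  {"delta_rot":[0,0,0],"xyz":[33,-7,0],"grip":0.45},
  {"delta_rot":[0,0,0],"xyz":[33,-7,0],"grip":0.45},
  {"delta_rot":[0,0,0],"xyz":[33,-7,10],"grip":0.45},
  {"delta_rot":[0,0,0],"xyz":[33,-7,10],"grip":0.45},
  {"delta_rot":[0,0,0],"xyz":[15,-4,10],"grip":0.45},
  {"delta_rot":[0,0,0],"xyz":[0,0,0],"grip":0.45},
])

```text
time: 21.15
eef_pos: [0.4699, -0.1939, 0.0874]
ee_rot: [-0.005, -0.543, 0.84, 0.008]
ft_force: [-0.4, 1.0, -0.7]
gripper_width: 0.0472
```

```bash
python3 - <<'E'
from h import *
need([.4848,-.212,.09],-.394-np.pi/2)
E
```

```text
t 21.15 pos [ 0.4699 -0.1939  0.0874] F [-0.4  1.  -0.7] w 0.0472
turn [ 0.018  0.001 -0.028] rows>= 1 | shift after turn [ 11.  -20.7  -2.6] now [ 10.4 -20.9  -3. ] rows>= 1
```

servo_tool([
  {"delta_rot":[0.018,0,-0.028],"xyz":[10,-15,0],"grip":0.45},
  {"delta_rot":[0,0,0],"xyz":[0,-5,0],"grip":0.45},
  {"delta_rot":[0,0,0],"xyz":[0,0,12],"grip":0.45},
  {"delta_rot":[0,0,0],"xyz":[0,0,12],"grip":0.45},
  {"delta_rot":[0,0,0],"xyz":[0,0,12],"grip":0.45},
  {"delta_rot":[0,0,0],"xyz":[0,0,6],"grip":0.45},
  {"delta_rot":[0,0,0],"xyz":[0,0,0],"grip":0.45},
  {"delta_rot":[0,0,0],"xyz":[0,0,0],"grip":0.45},
])

```text
time: 21.82
eef_pos: [0.4826, -0.2054, 0.0383]
ee_rot: [-0.001, -0.554, 0.833, 0.005]
ft_force: [0.5, -0.1, 0.1]
gripper_width: 0.0465
```

```bash
python3 - <<'E'
from h import *
d=cam('wrist'); save(d,'w15')
need([.4848,-.212,.025],-.394-np.pi/2)
E
```

```text
t 21.87 pos [ 0.4825 -0.2054  0.0383] F [ 0.4  0.6 -0.5] w 0.047
turn [ 0.01   0.004 -0.003] rows>= 1 | shift after turn [ 5.2 -4.6 13.3] now [ 5.3 -4.8 13.3] rows>= 1
```

View pics/w15.png

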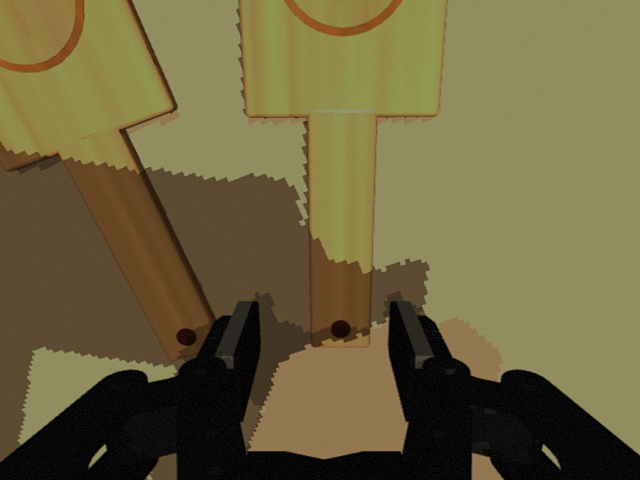

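servo_tool([
  {"delta_rot":[0.01,0.004,0],"xyz":[6,-5,0],"grip":0.55},
  {"delta_rot":[0,0,0],"xyz":[0,0,0],"grip":0.55},
  {"delta_rot":[0,0,0],"xyz":[0,0,4],"grip":0.55},
  {"delta_rot":[0,0,0],"xyz":[0,0,0],"grip":0.55},
  {"delta_rot":[0,0,0],"xyz":[0,0,0],"grip":0.55},
  {"delta_rot":[0,0,0],"xyz":[0,0,0],"grip":0.55},
  {"delta_rot":[0,0,0],"xyz":[0,0,0],"grip":0.55},
  {"delta_rot":[0,0,0],"xyz":[0,0,0],"grip":0.55},
])

```text
time: 22.53
eef_pos: [0.4868, -0.2146, 0.0365]
ee_rot: [0.001, -0.554, 0.833, -0.003]
ft_force: [0.4, -0.2, -1.4]
gripper_width: 0.0385
```

```bash
python3 - <<'E'
from h import *
d=cam('wrist'); save(d,'w16')
need([.4848,-.212,.025],-.394-np.pi/2)
E
```

```text
t 22.58 pos [ 0.4868 -0.2146  0.0364] F [ 0.4  0.6 -0. ] w 0.0385
turn [-0.006 -0.001 -0.003] rows>= 1 | shift after turn [-1.6  2.8 11.4] now [-1.6  2.9 11.4] rows>= 1
```

View pics/w16.png

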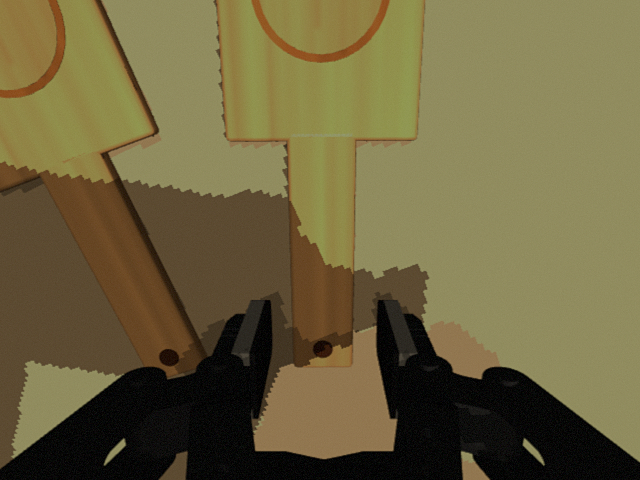

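Centred (handle at u≈323, pads 255/390) and clear of the neighbour. Descend, close.

servo_tool([
  {"delta_rot":[-0.006,0,0],"xyz":[0,3,5],"grip":0.55},
  {"delta_rot":[0,0,0],"xyz":[0,0,5],"grip":0.55},
  {"delta_rot":[0,0,0],"xyz":[0,0,2],"grip":0.55},
  {"delta_rot":[0,0,0],"xyz":[0,0,0],"grip":0.55},
  {"delta_rot":[0,0,0],"xyz":[0,0,0],"grip":0.55},
  {"delta_rot":[0,0,0],"xyz":[0,0,0],"grip":0.55},
  {"delta_rot":[0,0,0],"xyz":[0,0,0],"grip":0.55},
  {"delta_rot":[0,0,0],"xyz":[0,0,0],"grip":0.55},
])

```text
time: 23.25
eef_pos: [0.4833, -0.2129, 0.0226]
ee_rot: [-0.001, -0.554, 0.833, 0.001]
ft_force: [-0.5, -0.2, -0.3]
gripper_width: 0.0385
```

```bash
python3 - <<'E'
from h import *
need([.4848,-.212,.025],-.394-np.pi/2)
E
```

```text
t 23.25 pos [ 0.4833 -0.2129  0.0226] F [-0.5 -0.2 -0.3] w 0.0385
turn [ 0.002 -0.001 -0.003] rows>= 1 | shift after turn [-1.4 -1.  -2.4] now [-1.4 -1.  -2.4] rows>= 1
```

servo_tool([
  {"delta_rot":[0,0,0],"xyz":[0,-1,-2],"grip":0.55},
  {"delta_rot":[0,0,0],"xyz":[0,0,0],"grip":0.65},
  {"delta_rot":[0,0,0],"xyz":[0,0,0],"grip":1},
  {"delta_rot":[0,0,0],"xyz":[0,0,0],"grip":1},
  {"delta_rot":[0,0,0],"xyz":[0,0,0],"grip":1},
  {"delta_rot":[0,0,0],"xyz":[0,0,0],"grip":1},
  {"delta_rot":[0,0,0],"xyz":[0,0,0],"grip":1},
  {"delta_rot":[0,0,0],"xyz":[0,0,0],"grip":1},
])

```text
time: 23.92
eef_pos: [0.4848, -0.2136, 0.0256]
ee_rot: [-0.001, -0.554, 0.833, 0.0]
ft_force: [0.2, -0.7, -1.4]
gripper_width: 0.0214
```

servo_tool([
  {"delta_rot":[0,0,0],"xyz":[0,0,-20],"grip":1},
  {"delta_rot":[0,0,0],"xyz":[0,0,-25],"grip":1},
  {"delta_rot":[0,0,0],"xyz":[0,0,-25],"grip":1},
  {"delta_rot":[0,0,0],"xyz":[0,0,-25],"grip":1},
  {"delta_rot":[0,0,-0.12],"xyz":[0,0,-5],"grip":1},
  {"delta_rot":[0,0,-0.12],"xyz":[0,0,0],"grip":1},
  {"delta_rot":[0,0,-0.12],"xyz":[0,0,0],"grip":1},
  {"delta_rot":[0,0,-0.12],"xyz":[0,0,0],"grip":1},
])

```text
time: 24.58
eef_pos: [0.4833, -0.2127, 0.1288]
ee_rot: [0.001, 0.741, -0.671, -0.002]
ft_force: [-0.1, -0.8, -0.2]
gripper_width: 0.0212
```

```bash
python3 - <<'E'
from h import *
d=cam('wrist'); save(d,'w17')
need([*hol(-.22),.09],HY-np.pi/2)
E
```

```text
t 24.63 pos [ 0.4833 -0.2127  0.1287] F [ 0.7  0.2 -1.1] w 0.0212
turn [ 0.004  0.003 -0.142] rows>= 2 | shift after turn [-281.5  -10.    38.7] now [-280.    29.9   39.5] rows>= 7
```

View pics/w17.png

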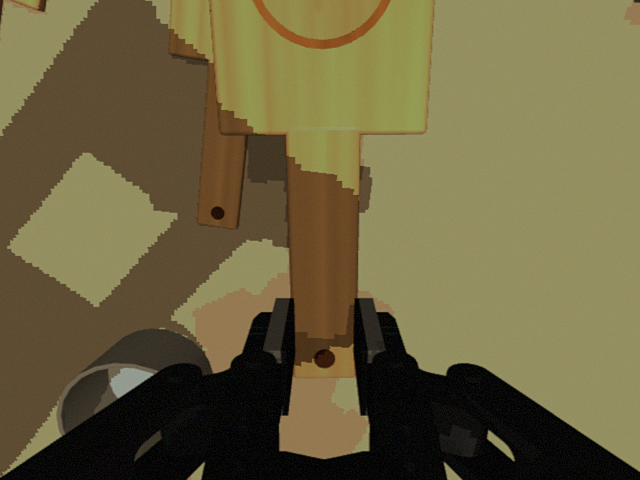

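servo_tool([
  {"delta_rot":[0,0,-0.07],"xyz":[0,0,0],"grip":1},
  {"delta_rot":[0,0,-0.07],"xyz":[0,0,0],"grip":1},
  {"delta_rot":[0,0,0],"xyz":[-34,0,0],"grip":1},
  {"delta_rot":[0,0,0],"xyz":[-34,0,0],"grip":1},
  {"delta_rot":[0,0,0],"xyz":[-34,0,0],"grip":1},
  {"delta_rot":[0,0,0],"xyz":[-34,0,0],"grip":1},
  {"delta_rot":[0,0,0],"xyz":[-34,0,0],"grip":1},
  {"delta_rot":[0,0,0],"xyz":[-34,0,0],"grip":1},
])

```text
time: 25.3
eef_pos: [0.4339, -0.0141, 0.128]
ee_rot: [0.001, 0.78, -0.625, -0.001]
ft_force: [0.3, 0.2, 0.3]
gripper_width: 0.0211
```

servo_tool([
  {"delta_rot":[0,0,0],"xyz":[-34,0,8],"grip":1},
  {"delta_rot":[0,0,0],"xyz":[-20,0,15],"grip":1},
  {"delta_rot":[0,0,0],"xyz":[-10,0,10],"grip":1},
  {"delta_rot":[0,0,0],"xyz":[0,0,10],"grip":1},
  {"delta_rot":[0,0,0],"xyz":[0,0,8],"grip":1},
  {"delta_rot":[0,0,0],"xyz":[0,0,0],"grip":1},
  {"delta_rot":[0,0,0],"xyz":[0,0,0],"grip":1},
  {"delta_rot":[0,0,0],"xyz":[0,0,0],"grip":1},
])

```text
time: 25.97
eef_pos: [0.4166, 0.0551, 0.0744]
ee_rot: [0.001, 0.777, -0.63, -0.001]
ft_force: [0.2, 0.2, -0.0]
gripper_width: 0.0212
```

```bash
python3 - <<'E'
from h import *
need([*hol(-.22),.0695],HY-np.pi/2)
E
```

```text
t 25.97 pos [0.4166 0.0551 0.0744] F [ 0.2  0.2 -0. ] w 0.0212
turn [ 0.004  0.001 -0.041] rows>= 1 | shift after turn [-5.5 -8.7  4.9] now [-5.9 -8.5  4.9] rows>= 1
```

servo_tool([
  {"delta_rot":[0.004,0,-0.041],"xyz":[0,0,0],"grip":1},
  {"delta_rot":[0,0,0],"xyz":[-6,-9,5],"grip":1},
  {"delta_rot":[0,0,0],"xyz":[0,0,0],"grip":1},
  {"delta_rot":[0,0,0],"xyz":[0,0,0],"grip":1},
  {"delta_rot":[0,0,0],"xyz":[0,0,0],"grip":1},
  {"delta_rot":[0,0,0],"xyz":[0,0,0],"grip":1},
  {"delta_rot":[0,0,0],"xyz":[0,0,0],"grip":1},
  {"delta_rot":[0,0,0],"xyz":[0,0,0],"grip":1},
])

```text
time: 26.63
eef_pos: [0.4274, 0.0581, 0.0726]
ee_rot: [-0.001, 0.787, -0.617, 0.002]
ft_force: [-0.4, 0.7, -0.1]
gripper_width: 0.0214
```

```bash
python3 - <<'E'
from h import *
need([*hol(-.17),.0695],HY-np.pi/2)
E
```

```text
t 26.63 pos [0.4274 0.0581 0.0726] F [-0.4  0.7 -0.1] w 0.0214
turn [-0.005 -0.002 -0.007] rows>= 1 | shift after turn [ -5.3 -47.6   3.1] now [ -5.7 -47.6   3.3] rows>= 2
```

servo_tool([
  {"delta_rot":[0,0,0],"xyz":[-5,0,3],"grip":1},
  {"delta_rot":[0,0,0],"xyz":[0,0,0],"grip":1},
  {"delta_rot":[0,0,-0.006],"xyz":[0,-11,0],"grip":1},
  {"delta_rot":[0,0,0],"xyz":[0,-11,0],"grip":1},
  {"delta_rot":[0,0,0],"xyz":[0,0,0],"grip":1},
  {"delta_rot":[0,0,0],"xyz":[0,0,0],"grip":1},
  {"delta_rot":[0,0,0],"xyz":[0,0,0],"grip":1},
  {"delta_rot":[0,0,0],"xyz":[0,0,0],"grip":1},
])

```text
time: 27.3
eef_pos: [0.4456, 0.0694, 0.0686]
ee_rot: [-0.0, 0.789, -0.614, 0.001]
ft_force: [0.7, -0.3, -0.4]
gripper_width: 0.0215
```

```bash
python3 - <<'E'
from h import *
need([*hol(-.17),.0695],HY-np.pi/2)
d=cam('scene'); save(d,'s18',(280,180,480,360),4)
E
```

```text
t 27.3 pos [0.4456 0.0694 0.0686] F [ 0.7 -0.3 -0.4] w 0.0215
turn [-0.002 -0.001 -0.   ] rows>= 1 | shift after turn [  1.2 -27.2  -0.9] now [  1.2 -27.2  -0.9] rows>= 1
```

View pics/s18.png

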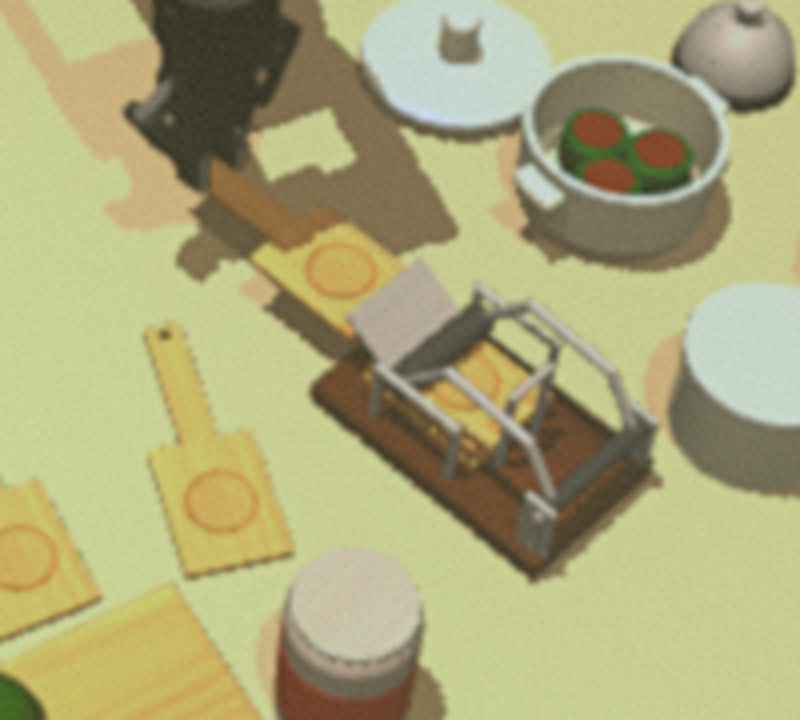

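servo_tool([
  {"delta_rot":[0,0,0],"xyz":[1,-12,-1],"grip":1},
  {"delta_rot":[0,0,0],"xyz":[0,-12,0],"grip":1},
  {"delta_rot":[0,0,0],"xyz":[0,-12,0],"grip":1},
  {"delta_rot":[0.003,0,0],"xyz":[0,-12,-1],"grip":1},
  {"delta_rot":[0.003,0,0],"xyz":[0,-12,-1],"grip":1},
  {"delta_rot":[0.003,0,0],"xyz":[0,-10,-1],"grip":1},
  {"delta_rot":[0,0,0],"xyz":[0,0,0],"grip":1},
  {"delta_rot":[0,0,0],"xyz":[0,0,0],"grip":1},
])

```text
time: 28.02
eef_pos: [0.507, 0.0852, 0.0688]
ee_rot: [0.002, 0.789, -0.614, -0.002]
ft_force: [-2.0, -0.5, -1.3]
gripper_width: 0.0216
```

```bash
python3 - <<'E'
from h import *
need([*hol(-.092),.0685],HY-np.pi/2)
d=cam('wrist'); save(d,'w19')
E
```

```text
t 28.02 pos [0.507  0.0852 0.0688] F [-2.  -0.5 -1.3] w 0.0216
turn [ 0.005  0.001 -0.   ] rows>= 1 | shift after turn [  1.4 -41.7   0.3] now [  1.4 -41.7   0.1] rows>= 2
```

View pics/w19.png

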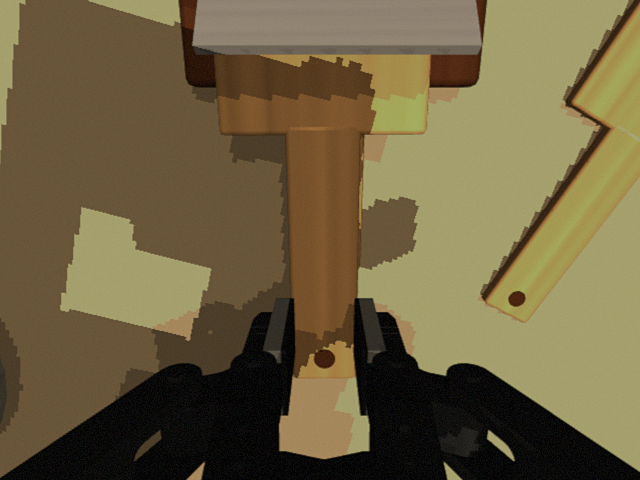

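servo_tool([
  {"delta_rot":[0.004,0,0],"xyz":[1,-10,0],"grip":1},
  {"delta_rot":[0,0,0],"xyz":[0,-10,0],"grip":1},
  {"delta_rot":[0.003,0,0],"xyz":[0,-10,0],"grip":1},
  {"delta_rot":[0,0,0],"xyz":[0,-10,0],"grip":1},
  {"delta_rot":[0,0,0],"xyz":[0,-5,0],"grip":1},
  {"delta_rot":[0,0,0],"xyz":[0,-4,0],"grip":1},
  {"delta_rot":[0,0,0],"xyz":[0,0,0],"grip":1},
  {"delta_rot":[0,0,0],"xyz":[0,0,0],"grip":1},
])

```text
time: 28.73
eef_pos: [0.5467, 0.0948, 0.0661]
ee_rot: [0.011, 0.789, -0.614, -0.011]
ft_force: [-3.6, -1.5, 0.8]
gripper_width: 0.0212
```

```bash
python3 - <<'E'
from h import *
need([*hol(-.092),.067],HY-np.pi/2)
E
```

```text
t 28.73 pos [0.5467 0.0948 0.0661] F [-3.6 -1.5  0.8] w 0.0212
turn [0.03  0.004 0.001] rows>= 1 | shift after turn [ 0.9 -0.9 -0.9] now [ 0.9 -0.9 -0.9] rows>= 1
```

servo_tool([
  {"delta_rot":[0.015,0,0],"xyz":[0,-4,0],"grip":1},
  {"delta_rot":[0,0,0],"xyz":[0,-4,0],"grip":1},
  {"delta_rot":[0,0,0],"xyz":[0,0,0],"grip":1},
  {"delta_rot":[0,0,0],"xyz":[0,0,0],"grip":0.4},
  {"delta_rot":[0,0,0],"xyz":[0,0,0],"grip":0.4},
  {"delta_rot":[0,0,0],"xyz":[0,0,0],"grip":0.4},
  {"delta_rot":[0,0,0],"xyz":[0,0,0],"grip":0.4},
  {"delta_rot":[0,0,0],"xyz":[0,0,0],"grip":0.4},
])

```text
time: 29.4
eef_pos: [0.552, 0.0955, 0.0679]
ee_rot: [0.011, 0.79, -0.613, -0.011]
ft_force: [0.0, 0.1, 0.4]
gripper_width: 0.0511
```

servo_tool([
  {"delta_rot":[0.01,0,0],"xyz":[0,0,-10],"grip":0.45},
  {"delta_rot":[0,0,0],"xyz":[0,0,-25],"grip":0.45},
  {"delta_rot":[0,0,0],"xyz":[0,5,-25],"grip":0.45},
  {"delta_rot":[0,0,0],"xyz":[0,5,-15],"grip":0.45},
  {"delta_rot":[0,0,0],"xyz":[0,0,0],"grip":0.45},
  {"delta_rot":[0,0,0],"xyz":[0,0,0],"grip":0.45},
  {"delta_rot":[0,0,0],"xyz":[0,0,0],"grip":0.45},
  {"delta_rot":[0,0,0],"xyz":[0,0,0],"grip":0.45},
])

```text
time: 30.07
eef_pos: [0.5443, 0.0935, 0.1473]
ee_rot: [0.006, 0.79, -0.613, -0.006]
ft_force: [-1.2, -0.2, -0.1]
gripper_width: 0.0468
```

```bash
python3 - <<'E'
from h import *
d=report()
need([.5072,-.1487,.10],-.066-np.pi/2)
d=cam('scene'); save(d,'s20',(280,180,480,360),4); d=cam('wrist'); save(d,'w20')
E
```

```text
[335. 202.] head [ 0.6385 -0.0347] yaw -0.251 grip [ 0.5324 -0.0074] L 0.1796
[383. 212.] head [ 0.6156 -0.1558] yaw -0.065 grip [ 0.5072 -0.1488] L 0.1786
t 30.12 pos [0.5441 0.0935 0.147 ] F [ 0.3  0.5 -0.5] w 0.0468
turn [0.018 0.001 0.316] rows>= 3 | shift after turn [244.1  20.9  47. ] now [225.7  94.9  47.8] rows>= 7
```

View pics/s20.png

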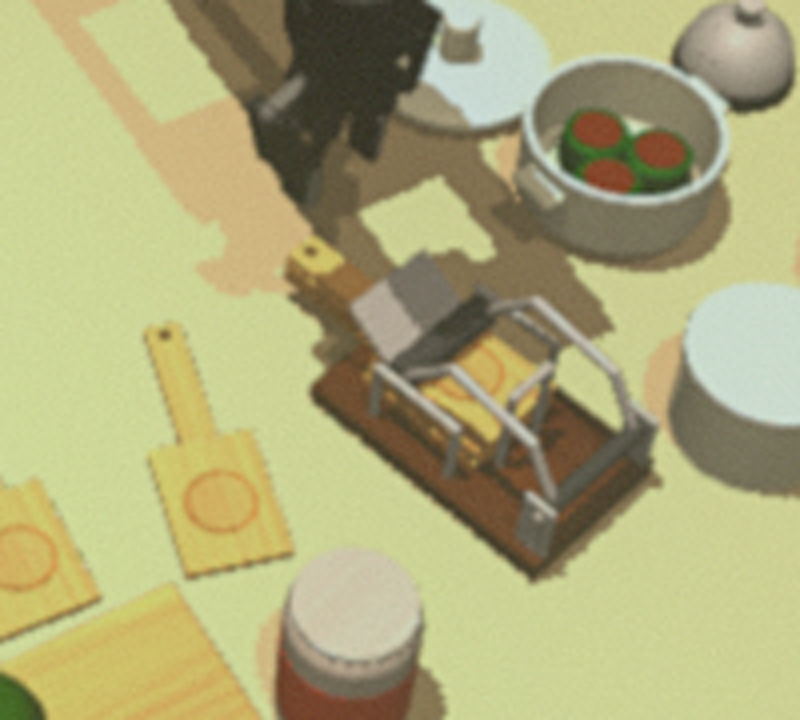

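View pics/w20.png

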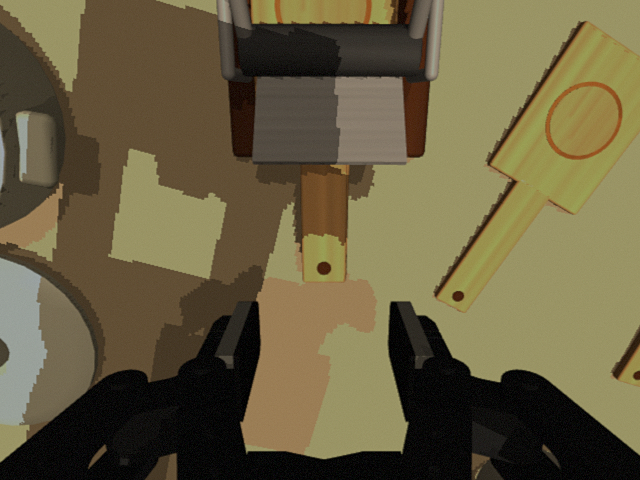

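Pile of four, straight and aligned. Next: px (383,212).

servo_tool([
  {"delta_rot":[0.018,0,0.105],"xyz":[0,0,0],"grip":0.45},
  {"delta_rot":[0,0,0.105],"xyz":[0,0,0],"grip":0.45},
  {"delta_rot":[0,0,0.105],"xyz":[0,0,0],"grip":0.45},
  {"delta_rot":[0,0,0],"xyz":[33,3,0],"grip":0.45},
  {"delta_rot":[0,0,0],"xyz":[33,3,0],"grip":0.45},
  {"delta_rot":[0,0,0],"xyz":[33,3,0],"grip":0.45},
  {"delta_rot":[0,0,0],"xyz":[33,3,0],"grip":0.45},
  {"delta_rot":[0,0,0],"xyz":[33,3,0],"grip":0.45},
])

```text
time: 30.88
eef_pos: [0.5127, -0.0683, 0.1389]
ee_rot: [-0.002, -0.681, 0.732, 0.006]
ft_force: [-0.5, 0.1, 0.0]
gripper_width: 0.0472
```

servo_tool([
  {"delta_rot":[0,0,0],"xyz":[33,3,10],"grip":0.45},
  {"delta_rot":[0,0,0],"xyz":[33,3,15],"grip":0.45},
  {"delta_rot":[0,0,0],"xyz":[12,0,15],"grip":0.45},
  {"delta_rot":[0,0,0],"xyz":[0,0,15],"grip":0.45},
  {"delta_rot":[0,0,0],"xyz":[0,0,5],"grip":0.45},
  {"delta_rot":[0,0,0],"xyz":[0,0,0],"grip":0.45},
  {"delta_rot":[0,0,0],"xyz":[0,0,0],"grip":0.45},
  {"delta_rot":[0,0,0],"xyz":[0,0,0],"grip":0.45},
])

```text
time: 31.55
eef_pos: [0.4967, -0.155, 0.0732]
ee_rot: [-0.003, -0.679, 0.734, 0.008]
ft_force: [0.2, 0.1, 0.2]
gripper_width: 0.0468
```

```bash
python3 - <<'E'
from h import *
need([.5072,-.1488,.04],-.065-np.pi/2)
E
```

```text
t 31.55 pos [ 0.4967 -0.155   0.0732] F [0.2 0.1 0.2] w 0.0468
turn [ 0.015  0.006 -0.014] rows>= 1 | shift after turn [ -6.9 -10.   33.2] now [ -6.8 -10.4  33. ] rows>= 1
```

servo_tool([
  {"delta_rot":[0.015,0.006,-0.014],"xyz":[-6,-10,0],"grip":0.5},
  {"delta_rot":[0,0,0],"xyz":[0,0,0],"grip":0.5},
  {"delta_rot":[0,0,0],"xyz":[0,0,10],"grip":0.5},
  {"delta_rot":[0,0,0],"xyz":[0,0,12],"grip":0.5},
  {"delta_rot":[0,0,0],"xyz":[0,0,10],"grip":0.5},
  {"delta_rot":[0,0,0],"xyz":[0,0,0],"grip":0.5},
  {"delta_rot":[0,0,0],"xyz":[0,0,0],"grip":0.5},
  {"delta_rot":[0,0,0],"xyz":[0,0,0],"grip":0.5},
])

```text
time: 32.22
eef_pos: [0.5107, -0.1468, 0.0399]
ee_rot: [0.001, -0.686, 0.727, -0.002]
ft_force: [-0.5, -0.2, 0.0]
gripper_width: 0.0429
```

```bash
python3 - <<'E'
from h import *
d=cam('wrist'); save(d,'w21')
need([.5072,-.1488,.0255],-.065-np.pi/2)
E
```

```text
t 32.27 pos [ 0.5108 -0.1468  0.04  ] F [-0.1 -0.3 -0.7] w 0.0427
turn [-0.005 -0.002  0.007] rows>= 1 | shift after turn [ 2.2  3.5 14.5] now [ 2.1  3.5 14.5] rows>= 1
```

View pics/w21.png

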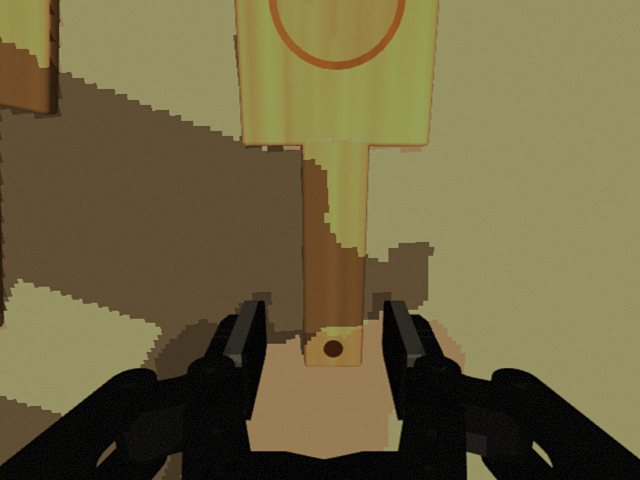

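servo_tool([
  {"delta_rot":[-0.005,0,0.007],"xyz":[3,4,0],"grip":0.5},
  {"delta_rot":[0,0,0],"xyz":[0,0,0],"grip":0.5},
  {"delta_rot":[0,0,0],"xyz":[0,0,6],"grip":0.5},
  {"delta_rot":[0,0,0],"xyz":[0,0,6],"grip":0.5},
  {"delta_rot":[0,0,0],"xyz":[0,0,2],"grip":0.5},
  {"delta_rot":[0,0,0],"xyz":[0,0,0],"grip":0.5},
  {"delta_rot":[0,0,0],"xyz":[0,0,0],"grip":0.5},
  {"delta_rot":[0,0,0],"xyz":[0,0,0],"grip":0.5},
])

```text
time: 32.93
eef_pos: [0.5067, -0.1509, 0.0254]
ee_rot: [-0.0, -0.683, 0.73, -0.001]
ft_force: [-1.3, 0.7, 0.5]
gripper_width: 0.0426
```

```bash
python3 - <<'E'
from h import *
need([.5072,-.1488,.0255],-.065-np.pi/2)
E
```

```text
t 32.93 pos [ 0.5067 -0.1509  0.0254] F [-1.3  0.7  0.5] w 0.0426
turn [-0.001 -0.003 -0.002] rows>= 1 | shift after turn [-2.1 -0.4 -0.1] now [-2.1 -0.4 -0.1] rows>= 1
```

servo_tool([
  {"delta_rot":[0,0,0],"xyz":[0,0,0],"grip":0.65},
  {"delta_rot":[0,0,0],"xyz":[0,0,0],"grip":1},
  {"delta_rot":[0,0,0],"xyz":[0,0,0],"grip":1},
  {"delta_rot":[0,0,0],"xyz":[0,0,0],"grip":1},
  {"delta_rot":[0,0,0],"xyz":[0,0,0],"grip":1},
  {"delta_rot":[0,0,0],"xyz":[0,0,0],"grip":1},
  {"delta_rot":[0,0,0],"xyz":[0,0,0],"grip":1},
  {"delta_rot":[0,0,0],"xyz":[0,0,0],"grip":1},
])

```text
time: 33.6
eef_pos: [0.5072, -0.1509, 0.0262]
ee_rot: [-0.0, -0.683, 0.73, -0.002]
ft_force: [-0.4, -0.3, 0.1]
gripper_width: 0.0209
```

servo_tool([
  {"delta_rot":[0,0,0],"xyz":[0,0,-20],"grip":1},
  {"delta_rot":[0,0,0],"xyz":[0,0,-25],"grip":1},
  {"delta_rot":[0,0,0],"xyz":[0,0,-25],"grip":1},
  {"delta_rot":[0,0,0],"xyz":[0,0,-25],"grip":1},
  {"delta_rot":[0,0,-0.104],"xyz":[0,10,-5],"grip":1},
  {"delta_rot":[0,0,-0.104],"xyz":[0,15,0],"grip":1},
  {"delta_rot":[0,0,-0.104],"xyz":[0,15,0],"grip":1},
  {"delta_rot":[0,0,0],"xyz":[0,0,0],"grip":1},
])

```text
time: 34.27
eef_pos: [0.4651, -0.1521, 0.1299]
ee_rot: [0.001, 0.793, -0.609, 0.0]
ft_force: [0.3, 0.1, -1.1]
gripper_width: 0.0212
```

```bash
python3 - <<'E'
from h import *
d=cam('wrist'); save(d,'w22')
need([*hol(-.22),.10],HY-np.pi/2)
E
```

```text
t 34.32 pos [ 0.4663 -0.1522  0.1302] F [0.8 0.7 0.6] w 0.0213
turn [-0.    -0.002  0.006] rows>= 1 | shift after turn [-218.7  -11.5   30.2] now [-218.7  -12.9   29.7] rows>= 6
```

View pics/w22.png

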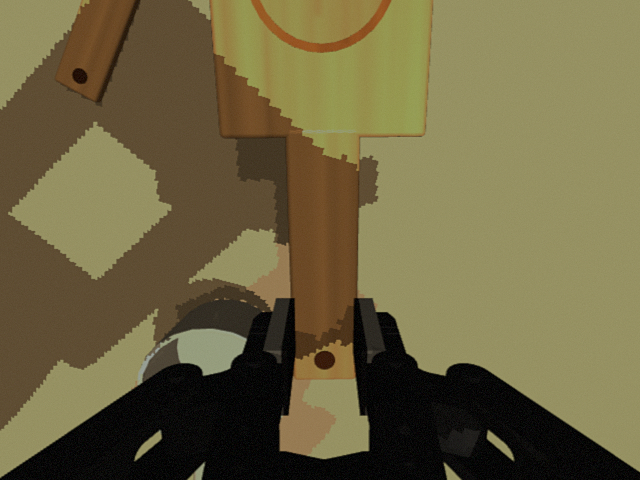

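servo_tool([
  {"delta_rot":[0,0,0.006],"xyz":[-34,-2,0],"grip":1},
  {"delta_rot":[0,0,0],"xyz":[-34,-2,0],"grip":1},
  {"delta_rot":[0,0,0],"xyz":[-34,-2,0],"grip":1},
  {"delta_rot":[0,0,0],"xyz":[-34,-2,0],"grip":1},
  {"delta_rot":[0,0,0],"xyz":[-34,-2,8],"grip":1},
  {"delta_rot":[0,0,0],"xyz":[-34,-2,12],"grip":1},
  {"delta_rot":[0,0,0],"xyz":[-18,0,15],"grip":1},
  {"delta_rot":[0,0,0],"xyz":[0,0,5],"grip":1},
])

```text
time: 34.98
eef_pos: [0.432, 0.0733, 0.0908]
ee_rot: [-0.003, 0.777, -0.629, 0.006]
ft_force: [-0.4, 0.1, -0.4]
gripper_width: 0.0212
```

servo_tool([
  {"delta_rot":[0,0,0],"xyz":[0,0,0],"grip":1},
  {"delta_rot":[0,0,0],"xyz":[0,0,0],"grip":1},
  {"delta_rot":[0,0,0],"xyz":[0,0,0],"grip":1},
  {"delta_rot":[0,0,0],"xyz":[0,0,0],"grip":1},
  {"delta_rot":[0,0,0],"xyz":[0,0,0],"grip":1},
  {"delta_rot":[0,0,0],"xyz":[0,0,0],"grip":1},
  {"delta_rot":[0,0,0],"xyz":[0,0,0],"grip":1},
  {"delta_rot":[0,0,0],"xyz":[0,0,0],"grip":1},
])

```text
time: 35.65
eef_pos: [0.4354, 0.0703, 0.0921]
ee_rot: [-0.003, 0.774, -0.633, 0.007]
ft_force: [1.5, -0.0, -1.5]
gripper_width: 0.0209
```

```bash
python3 - <<'E'
from h import *
need([*hol(-.20),.0765],HY-np.pi/2)
E
```

```text
t 35.65 pos [0.4354 0.0703 0.0921] F [ 1.5 -0.  -1.5] w 0.0209
turn [-0.013 -0.007 -0.048] rows>= 1 | shift after turn [ 4.6 -6.9 15.6] now [ 4.1 -6.8 15.7] rows>= 1
```

servo_tool([
  {"delta_rot":[-0.013,-0.007,-0.048],"xyz":[0,15,0],"grip":1},
  {"delta_rot":[0,0,0],"xyz":[5,0,8],"grip":1},
  {"delta_rot":[0,0,0],"xyz":[0,0,7],"grip":1},
  {"delta_rot":[0,0,0],"xyz":[0,0,0],"grip":1},
  {"delta_rot":[0,0,0],"xyz":[0,0,0],"grip":1},
  {"delta_rot":[0,0,0],"xyz":[0,0,0],"grip":1},
  {"delta_rot":[0,0,0],"xyz":[0,0,0],"grip":1},
  {"delta_rot":[0,0,0],"xyz":[0,0,0],"grip":1},
])

```text
time: 36.32
eef_pos: [0.424, 0.0612, 0.076]
ee_rot: [-0.001, 0.788, -0.616, 0.002]
ft_force: [-0.1, 0.3, 0.5]
gripper_width: 0.0209
```

```bash
python3 - <<'E'
from h import *
need([*hol(-.20),.0765],HY-np.pi/2)
d=cam('scene'); save(d,'s23',(280,180,480,360),4);d=cam('wrist'); save(d,'w23')
E
```

```text
t 36.32 pos [0.424  0.0612 0.076 ] F [-0.1  0.3  0.5] w 0.0209
turn [-0.004 -0.001 -0.005] rows>= 1 | shift after turn [ -1.4 -20.1  -0.5] now [ -1.5 -20.1  -0.4] rows>= 1
```

View pics/s23.png

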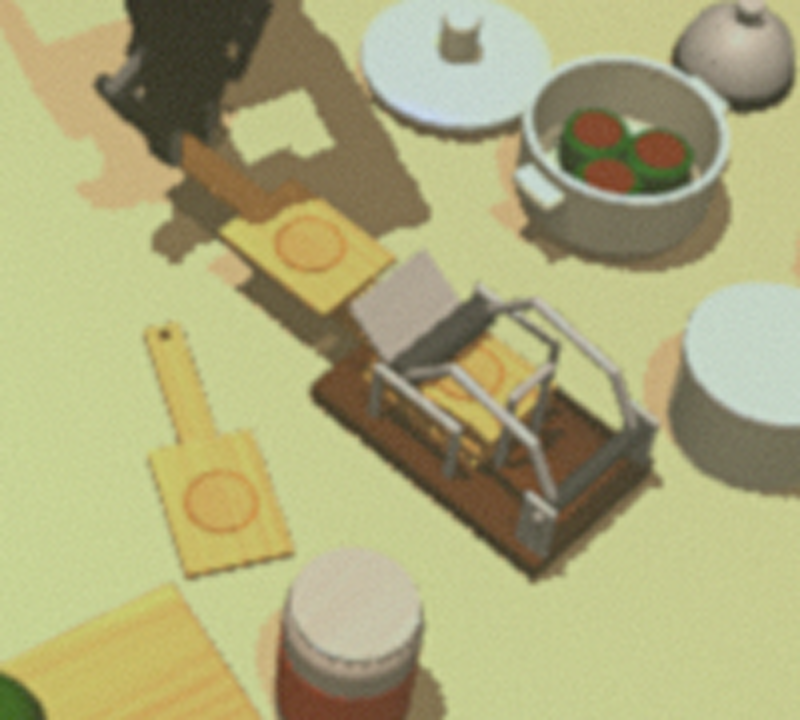

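View pics/w23.png

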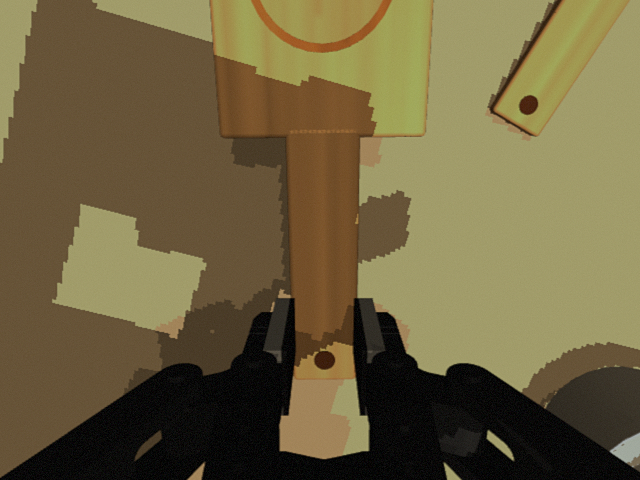

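Good pose at the mouth. Push in.

servo_tool([
  {"delta_rot":[-0.002,0,-0.003],"xyz":[-1,-12,0],"grip":1},
  {"delta_rot":[0,0,0],"xyz":[0,-12,0],"grip":1},
  {"delta_rot":[0,0,0],"xyz":[0,-12,0],"grip":1},
  {"delta_rot":[0.002,0,0],"xyz":[0,-12,0],"grip":1},
  {"delta_rot":[0.003,0,0],"xyz":[0,-12,-1],"grip":1},
  {"delta_rot":[0.003,0,0],"xyz":[0,-12,-1],"grip":1},
  {"delta_rot":[0,0,0],"xyz":[0,0,0],"grip":1},
  {"delta_rot":[0,0,0],"xyz":[0,0,0],"grip":1},
])

```text
time: 37.08
eef_pos: [0.4934, 0.0809, 0.0772]
ee_rot: [-0.001, 0.789, -0.614, 0.001]
ft_force: [-1.2, -1.0, -1.1]
gripper_width: 0.0211
```

```bash
python3 - <<'E'
from h import *
need([*hol(-.092),.0755],HY-np.pi/2)
d=cam('scene'); save(d,'s24',(280,180,480,360),4)
E
```

```text
t 37.08 pos [0.4934 0.0809 0.0772] F [-1.2 -1.  -1.1] w 0.0211
turn [-0.003 -0.001 -0.001] rows>= 1 | shift after turn [  0.6 -56.    1.7] now [  0.6 -56.    1.9] rows>= 2
```

View pics/s24.png

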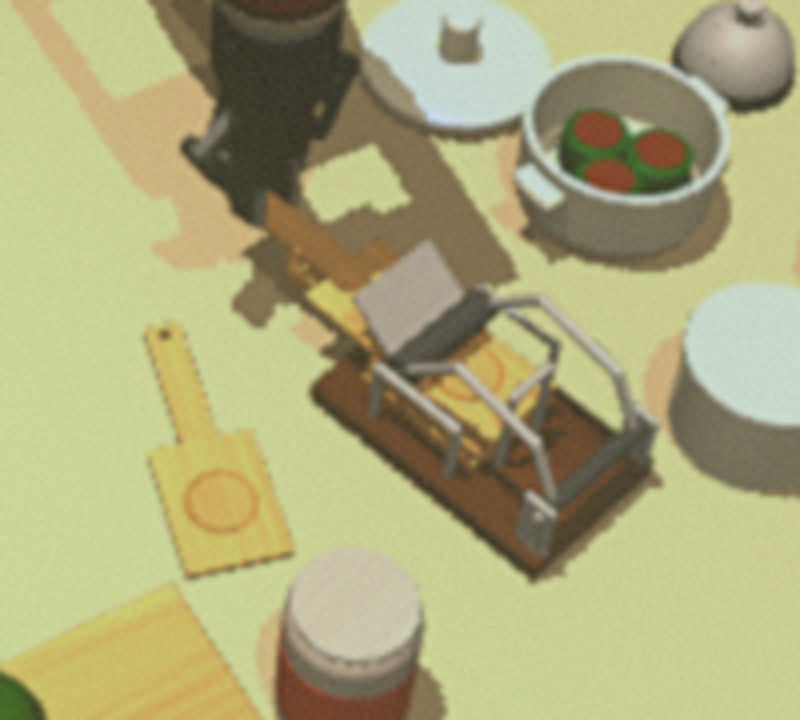

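servo_tool([
  {"delta_rot":[0,0,0],"xyz":[0,-11,1],"grip":1},
  {"delta_rot":[0,0,0],"xyz":[0,-11,0],"grip":1},
  {"delta_rot":[0.003,0,0],"xyz":[0,-11,0],"grip":1},
  {"delta_rot":[0.003,0,0],"xyz":[0,-11,0],"grip":1},
  {"delta_rot":[0.003,0,0],"xyz":[0,-8,0],"grip":1},
  {"delta_rot":[0,0,0],"xyz":[0,0,0],"grip":1},
  {"delta_rot":[0,0,0],"xyz":[0,0,0],"grip":1},
  {"delta_rot":[0,0,0],"xyz":[0,0,0],"grip":1},
])

```text
time: 37.8
eef_pos: [0.5421, 0.0939, 0.0745]
ee_rot: [-0.002, 0.789, -0.614, 0.001]
ft_force: [0.1, -1.0, -0.4]
gripper_width: 0.021
```

```bash
python3 - <<'E'
from h import *
need([*hol(-.092),.0747],HY-np.pi/2)
E
```

```text
t 37.8 pos [0.5421 0.0939 0.0745] F [ 0.1 -1.  -0.4] w 0.021
turn [-0.005  0.    -0.001] rows>= 1 | shift after turn [ 1.3 -5.6 -0.2] now [ 1.3 -5.6 -0.2] rows>= 1
```

servo_tool([
  {"delta_rot":[0,0,0],"xyz":[0,-5,0],"grip":1},
  {"delta_rot":[0,0,0],"xyz":[0,-4,0],"grip":1},
  {"delta_rot":[0,0,0],"xyz":[0,-4,0],"grip":1},
  {"delta_rot":[0,0,0],"xyz":[0,-4,0],"grip":1},
  {"delta_rot":[0,0,0],"xyz":[0,0,0],"grip":1},
  {"delta_rot":[0,0,0],"xyz":[0,0,0],"grip":1},
  {"delta_rot":[0,0,0],"xyz":[0,0,0],"grip":1},
  {"delta_rot":[0,0,0],"xyz":[0,0,0],"grip":1},
])

```text
time: 38.47
eef_pos: [0.5473, 0.0954, 0.0744]
ee_rot: [0.01, 0.789, -0.614, -0.008]
ft_force: [-2.6, -0.3, -0.3]
gripper_width: 0.021
```

```bash
python3 - <<'E'
from h import *
need([*hol(-.092),.0747],HY-np.pi/2)
E
```

```text
t 38.47 pos [0.5473 0.0954 0.0744] F [-2.6 -0.3 -0.3] w 0.021
turn [0.025 0.001 0.001] rows>= 1 | shift after turn [ 1.4 -0.2 -0.3] now [ 1.4 -0.2 -0.3] rows>= 1
```

servo_tool([
  {"delta_rot":[0,0,0],"xyz":[0,-3,0],"grip":1},
  {"delta_rot":[0,0,0],"xyz":[0,0,0],"grip":1},
  {"delta_rot":[0,0,0],"xyz":[0,0,0],"grip":0.4},
  {"delta_rot":[0,0,0],"xyz":[0,0,0],"grip":0.4},
  {"delta_rot":[0,0,0],"xyz":[0,0,0],"grip":0.4},
  {"delta_rot":[0,0,0],"xyz":[0,0,0],"grip":0.4},
  {"delta_rot":[0,0,0],"xyz":[0,0,0],"grip":0.4},
  {"delta_rot":[0.01,0,0],"xyz":[0,0,-10],"grip":0.4},
])

```text
time: 39.13
eef_pos: [0.5499, 0.0962, 0.0836]
ee_rot: [0.006, 0.789, -0.614, -0.006]
ft_force: [0.2, 0.1, -0.2]
gripper_width: 0.0514
```

servo_tool([
  {"delta_rot":[0.01,0,0],"xyz":[0,0,-20],"grip":0.45},
  {"delta_rot":[0,0,0],"xyz":[0,0,-25],"grip":0.45},
  {"delta_rot":[0,0,0],"xyz":[0,5,-20],"grip":0.45},
  {"delta_rot":[0,0,0],"xyz":[0,5,0],"grip":0.45},
  {"delta_rot":[0,0,0],"xyz":[0,0,0],"grip":0.45},
  {"delta_rot":[0,0,0],"xyz":[0,0,0],"grip":0.45},
  {"delta_rot":[0,0,0],"xyz":[0,0,0],"grip":0.45},
  {"delta_rot":[0,0,0],"xyz":[0,0,0],"grip":0.45},
])

```text
time: 39.8
eef_pos: [0.5412, 0.0939, 0.1542]
ee_rot: [-0.0, 0.789, -0.614, -0.001]
ft_force: [-1.0, 0.0, -0.2]
gripper_width: 0.0472
```

```bash
python3 - <<'E'
from h import *
d=report()
need([.5324,-.0074,.10],-.251-np.pi/2)
d=cam('scene'); save(d,'s25',(280,180,480,360),4); d=cam('wrist'); save(d,'w25')
E
```

```text
[335. 202.] head [ 0.6384 -0.0344] yaw -0.252 grip [ 0.5327 -0.0072] L 0.1792
t 39.85 pos [0.541  0.0939 0.1539] F [-0.2  0.2 -0.6] w 0.0469
turn [0.002 0.001 0.5  ] rows>= 5 | shift after turn [100.3 -16.8  53.9] now [96.1 33.2 53.8] rows>= 3
```

View pics/s25.png

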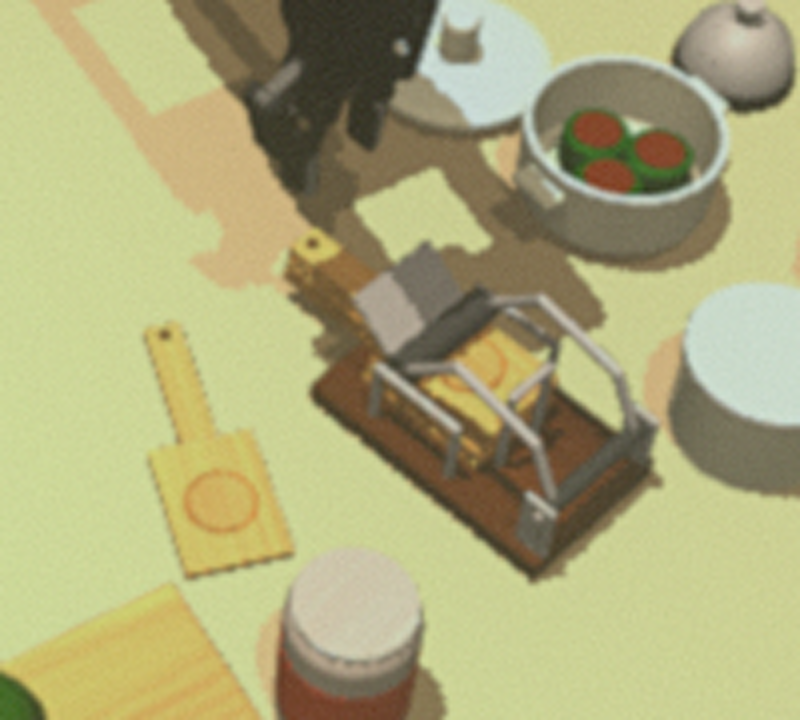

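View pics/w25.png

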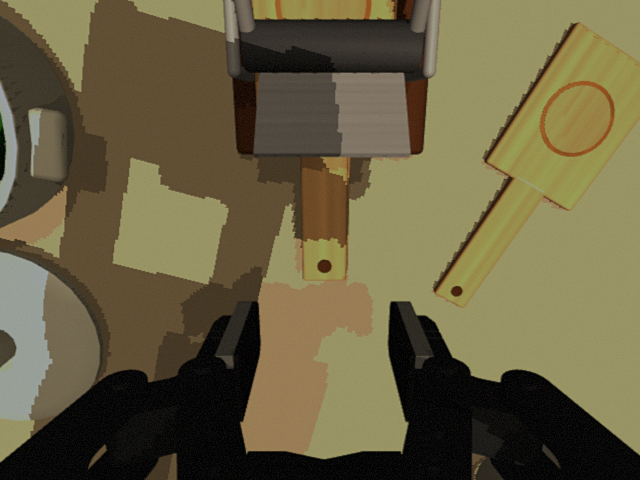

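Five in the pile. Last one: px (335,202), grip (0.5326,−0.0073), yaw −0.252.

servo_tool([
  {"delta_rot":[0,0,0.1],"xyz":[0,0,0],"grip":0.45},
  {"delta_rot":[0,0,0.1],"xyz":[0,0,0],"grip":0.45},
  {"delta_rot":[0,0,0.1],"xyz":[0,0,0],"grip":0.45},
  {"delta_rot":[0,0,0.1],"xyz":[0,0,0],"grip":0.45},
  {"delta_rot":[0,0,0.1],"xyz":[0,0,0],"grip":0.45},
  {"delta_rot":[0,0,0],"xyz":[33,-6,0],"grip":0.45},
  {"delta_rot":[0,0,0],"xyz":[33,-6,0],"grip":0.45},
  {"delta_rot":[0,0,0],"xyz":[20,-4,0],"grip":0.45},
])

```text
time: 40.62
eef_pos: [0.5312, 0.0091, 0.1482]
ee_rot: [-0.003, -0.605, 0.796, 0.004]
ft_force: [-0.5, -0.0, 0.0]
gripper_width: 0.0473
```

servo_tool([
  {"delta_rot":[0,0,0],"xyz":[0,0,15],"grip":0.45},
  {"delta_rot":[0,0,0],"xyz":[0,0,20],"grip":0.45},
  {"delta_rot":[0,0,0],"xyz":[0,0,20],"grip":0.45},
  {"delta_rot":[0,0,0],"xyz":[0,0,20],"grip":0.45},
  {"delta_rot":[0,0,0],"xyz":[0,0,10],"grip":0.45},
  {"delta_rot":[0,0,0],"xyz":[0,0,0],"grip":0.45},
  {"delta_rot":[0,0,0],"xyz":[0,0,0],"grip":0.45},
  {"delta_rot":[0,0,0],"xyz":[0,0,0],"grip":0.45},
])

```text
time: 41.28
eef_pos: [0.5303, 0.0034, 0.0587]
ee_rot: [-0.004, -0.603, 0.798, 0.004]
ft_force: [-0.2, 0.6, -0.4]
gripper_width: 0.0474
```

```bash
python3 - <<'E'
from h import *
need([.5326,-.0073,.04],-.252-np.pi/2)
E
```

```text
t 41.28 pos [0.5303 0.0034 0.0587] F [-0.2  0.6 -0.4] w 0.0474
turn [ 0.012 -0.001 -0.025] rows>= 1 | shift after turn [ 9.8 -4.9 18.7] now [ 9.7 -5.4 18.7] rows>= 1
```

servo_tool([
  {"delta_rot":[0.012,0,-0.025],"xyz":[0,0,0],"grip":0.45},
  {"delta_rot":[0,0,0],"xyz":[9,-5,0],"grip":0.45},
  {"delta_rot":[0,0,0],"xyz":[0,0,0],"grip":0.45},
  {"delta_rot":[0,0,0],"xyz":[0,0,10],"grip":0.45},
  {"delta_rot":[0,0,0],"xyz":[0,0,8],"grip":0.45},
  {"delta_rot":[0,0,0],"xyz":[0,0,0],"grip":0.45},
  {"delta_rot":[0,0,0],"xyz":[0,0,0],"grip":0.45},
  {"delta_rot":[0,0,0],"xyz":[0,0,0],"grip":0.45},
])

```text
time: 41.95
eef_pos: [0.5368, -0.008, 0.0434]
ee_rot: [0.003, -0.614, 0.789, -0.004]
ft_force: [-0.5, 0.6, 0.9]
gripper_width: 0.0469
```

```bash
python3 - <<'E'
from h import *
d=cam('wrist'); save(d,'w26')
need([.5326,-.0073,.0255],-.252-np.pi/2)
E
```

```text
t 42.0 pos [ 0.5368 -0.008   0.0435] F [-0.3  0.5  0.9] w 0.0471
turn [-0.009 -0.001  0.004] rows>= 1 | shift after turn [ 0.4  4.2 18. ] now [ 0.4  4.4 18. ] rows>= 1
```

View pics/w26.png

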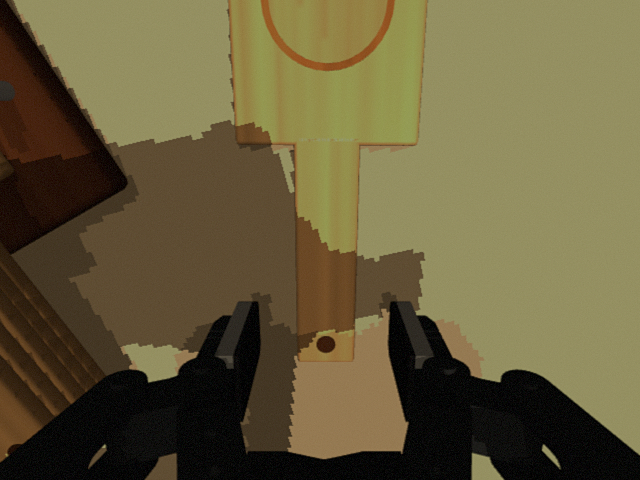

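servo_tool([
  {"delta_rot":[-0.009,0,0.004],"xyz":[0,4,6],"grip":0.5},
  {"delta_rot":[0,0,0],"xyz":[0,0,6],"grip":0.5},
  {"delta_rot":[0,0,0],"xyz":[0,0,4],"grip":0.5},
  {"delta_rot":[0,0,0],"xyz":[0,0,0],"grip":0.5},
  {"delta_rot":[0,0,0],"xyz":[0,0,0],"grip":0.5},
  {"delta_rot":[0,0,0],"xyz":[0,0,0],"grip":0.5},
  {"delta_rot":[0,0,0],"xyz":[0,0,0],"grip":0.5},
  {"delta_rot":[0,0,0],"xyz":[0,0,0],"grip":0.5},
])

```text
time: 42.67
eef_pos: [0.5323, -0.0066, 0.0255]
ee_rot: [-0.001, -0.612, 0.791, 0.0]
ft_force: [0.3, -0.2, -0.0]
gripper_width: 0.0424
```

```bash
python3 - <<'E'
from h import *
need([.5326,-.0073,.0255],-.252-np.pi/2)
E
```

```text
t 42.67 pos [ 0.5323 -0.0066  0.0255] F [ 0.3 -0.2 -0. ] w 0.0424
turn [ 0.002 -0.001 -0.001] rows>= 1 | shift after turn [ 0.6 -0.5 -0. ] now [ 0.6 -0.5 -0. ] rows>= 1
```

servo_tool([
  {"delta_rot":[0,0,0],"xyz":[0,0,0],"grip":0.65},
  {"delta_rot":[0,0,0],"xyz":[0,0,0],"grip":1},
  {"delta_rot":[0,0,0],"xyz":[0,0,0],"grip":1},
  {"delta_rot":[0,0,0],"xyz":[0,0,0],"grip":1},
  {"delta_rot":[0,0,0],"xyz":[0,0,0],"grip":1},
  {"delta_rot":[0,0,0],"xyz":[0,0,0],"grip":1},
  {"delta_rot":[0,0,0],"xyz":[0,0,0],"grip":1},
  {"delta_rot":[0,0,0],"xyz":[0,0,0],"grip":1},
])

```text
time: 43.33
eef_pos: [0.533, -0.0067, 0.0265]
ee_rot: [-0.0, -0.612, 0.791, -0.0]
ft_force: [-0.1, -0.7, -0.8]
gripper_width: 0.0205
```

servo_tool([
  {"delta_rot":[0,0,0],"xyz":[0,5,-20],"grip":1},
  {"delta_rot":[0,0,0],"xyz":[0,10,-25],"grip":1},
  {"delta_rot":[0,0,0],"xyz":[0,15,-25],"grip":1},
  {"delta_rot":[0,0,0],"xyz":[0,20,-25],"grip":1},
  {"delta_rot":[0,0,0],"xyz":[0,20,-15],"grip":1},
  {"delta_rot":[0,0,0],"xyz":[0,20,0],"grip":1},
  {"delta_rot":[0,0,0],"xyz":[0,20,0],"grip":1},
  {"delta_rot":[0,0,0],"xyz":[0,0,0],"grip":1},
])

```text
time: 44.0
eef_pos: [0.4218, 0.0217, 0.1403]
ee_rot: [-0.001, -0.612, 0.791, 0.001]
ft_force: [-0.0, -0.7, -1.1]
gripper_width: 0.0213
```

```bash
python3 - <<'E'
from h import *
d=cam('wrist'); save(d,'w27')
need([*hol(-.22),.11],HY-np.pi/2)
E
```

```text
t 44.05 pos [0.4235 0.0212 0.1407] F [ 0.3 -0.4  0.1] w 0.0212
turn [ 0.    -0.    -0.502] rows>= 5 | shift after turn [-40.  -10.5  30.7] now [-40.1  10.1  30.7] rows>= 2
```

View pics/w27.png

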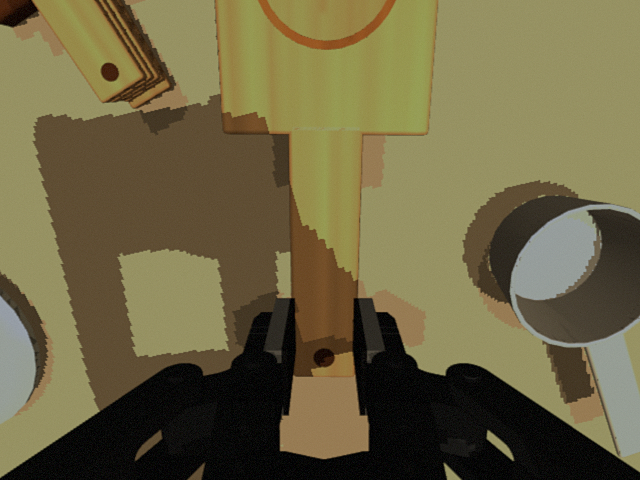

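servo_tool([
  {"delta_rot":[0,0,-0.1],"xyz":[0,2,0],"grip":1},
  {"delta_rot":[0,0,-0.1],"xyz":[0,2,0],"grip":1},
  {"delta_rot":[0,0,-0.1],"xyz":[0,0,0],"grip":1},
  {"delta_rot":[0,0,-0.1],"xyz":[0,0,0],"grip":1},
  {"delta_rot":[0,0,-0.1],"xyz":[0,0,0],"grip":1},
  {"delta_rot":[0,0,0],"xyz":[-20,0,10],"grip":1},
  {"delta_rot":[0,0,0],"xyz":[-18,0,10],"grip":1},
  {"delta_rot":[0,0,0],"xyz":[0,0,10],"grip":1},
])

```text
time: 44.72
eef_pos: [0.4176, 0.0571, 0.1127]
ee_rot: [-0.002, 0.796, -0.606, 0.005]
ft_force: [0.0, 0.2, -1.3]
gripper_width: 0.0212
```

servo_tool([
  {"delta_rot":[0,0,0],"xyz":[0,0,10],"grip":1},
  {"delta_rot":[0,0,0],"xyz":[0,0,5],"grip":1},
  {"delta_rot":[0,0,0],"xyz":[0,0,0],"grip":1},
  {"delta_rot":[0,0,0],"xyz":[0,0,0],"grip":1},
  {"delta_rot":[0,0,0],"xyz":[0,0,0],"grip":1},
  {"delta_rot":[0,0,0],"xyz":[0,0,0],"grip":1},
  {"delta_rot":[0,0,0],"xyz":[0,0,0],"grip":1},
  {"delta_rot":[0,0,0],"xyz":[0,0,0],"grip":1},
])

```text
time: 45.38
eef_pos: [0.42, 0.055, 0.0953]
ee_rot: [-0.001, 0.796, -0.606, 0.005]
ft_force: [0.1, 0.0, -1.1]
gripper_width: 0.0205
```

```bash
python3 - <<'E'
from h import *
need([*hol(-.22),.0835],HY-np.pi/2)
E
```

```text
t 45.38 pos [0.42   0.055  0.0953] F [ 0.1  0.  -1.1] w 0.0205
turn [-0.008 -0.006  0.021] rows>= 1 | shift after turn [-6.5 -5.5 11.8] now [-6.4 -5.6 11.8] rows>= 1
```

servo_tool([
  {"delta_rot":[-0.008,-0.006,0.021],"xyz":[0,-4,5],"grip":1},
  {"delta_rot":[0,0,0],"xyz":[-7,0,6],"grip":1},
  {"delta_rot":[0,0,0],"xyz":[0,0,0],"grip":1},
  {"delta_rot":[0,0,0],"xyz":[0,0,0],"grip":1},
  {"delta_rot":[0,0,0],"xyz":[0,0,0],"grip":1},
  {"delta_rot":[0,0,0],"xyz":[0,0,0],"grip":1},
  {"delta_rot":[0,0,0],"xyz":[0,0,0],"grip":1},
  {"delta_rot":[0,0,0],"xyz":[0,0,0],"grip":1},
])

```text
time: 46.05
eef_pos: [0.4227, 0.0635, 0.0856]
ee_rot: [-0.001, 0.79, -0.613, 0.001]
ft_force: [0.3, -0.1, -0.7]
gripper_width: 0.0211
```

```bash
python3 - <<'E'
from h import *
need([*hol(-.20),.0835],HY-np.pi/2)
d=cam('scene'); save(d,'s28',(280,180,480,360),4);d=cam('wrist'); save(d,'w28')
E
```

```text
t 46.05 pos [0.4227 0.0635 0.0856] F [ 0.3 -0.1 -0.7] w 0.0211
turn [-0.003 -0.001  0.002] rows>= 1 | shift after turn [  1.1 -20.8   2.1] now [  1.1 -20.8   2.1] rows>= 1
```

View pics/s28.png

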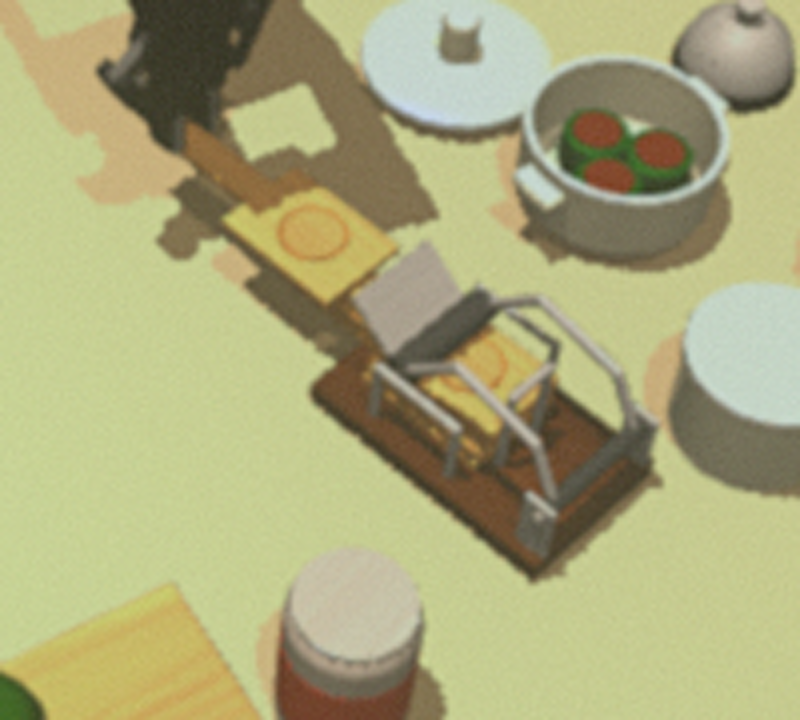

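View pics/w28.png

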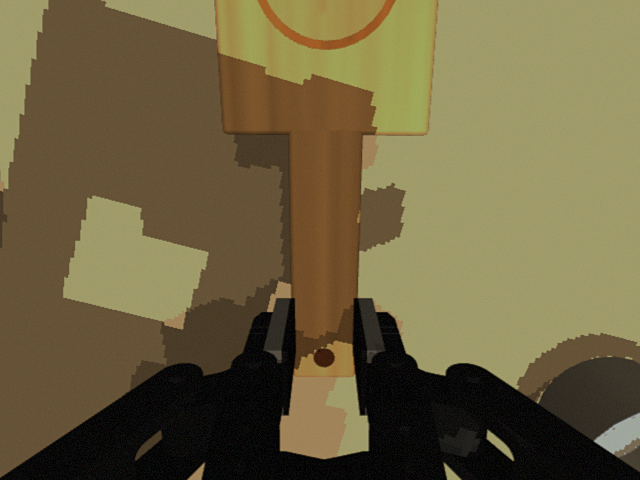

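Well placed at the mouth. Push in.

servo_tool([
  {"delta_rot":[0,0,0],"xyz":[1,-12,2],"grip":1},
  {"delta_rot":[0,0,0],"xyz":[0,-12,0],"grip":1},
  {"delta_rot":[0,0,0],"xyz":[0,-12,0],"grip":1},
  {"delta_rot":[0.002,0,0],"xyz":[0,-12,0],"grip":1},
  {"delta_rot":[0.003,0,0],"xyz":[0,-12,-1],"grip":1},
  {"delta_rot":[0.003,0,0],"xyz":[0,-12,-1],"grip":1},
  {"delta_rot":[0,0,0],"xyz":[0,0,0],"grip":1},
  {"delta_rot":[0,0,0],"xyz":[0,0,0],"grip":1},
])

```text
time: 46.82
eef_pos: [0.4922, 0.0802, 0.084]
ee_rot: [-0.001, 0.79, -0.614, 0.001]
ft_force: [-3.0, -0.4, -1.1]
gripper_width: 0.021
```

```bash
python3 - <<'E'
from h import *
need([*hol(-.092),.083],HY-np.pi/2)
d=cam('wrist'); save(d,'w29')
E
```

```text
t 46.82 pos [0.4922 0.0802 0.084 ] F [-3.  -0.4 -1.1] w 0.021
turn [-0.004  0.     0.001] rows>= 1 | shift after turn [  0.3 -57.3   1. ] now [  0.3 -57.3   1.2] rows>= 2
```

View pics/w29.png

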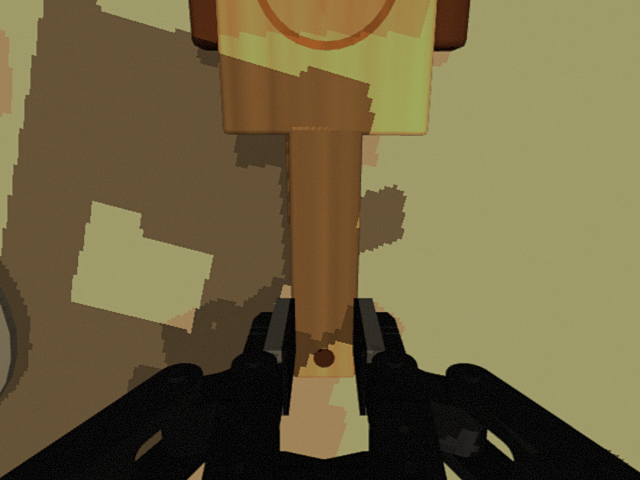

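servo_tool([
  {"delta_rot":[0,0,0],"xyz":[0,-11,1],"grip":1},
  {"delta_rot":[0,0,0],"xyz":[0,-11,0],"grip":1},
  {"delta_rot":[0.003,0,0],"xyz":[0,-11,0],"grip":1},
  {"delta_rot":[0.003,0,0],"xyz":[0,-11,0],"grip":1},
  {"delta_rot":[0.003,0,0],"xyz":[0,-8,0],"grip":1},
  {"delta_rot":[0,0,0],"xyz":[0,0,0],"grip":1},
  {"delta_rot":[0,0,0],"xyz":[0,0,0],"grip":1},
  {"delta_rot":[0,0,0],"xyz":[0,0,0],"grip":1},
])

```text
time: 47.53
eef_pos: [0.5406, 0.0931, 0.0812]
ee_rot: [-0.002, 0.79, -0.613, 0.001]
ft_force: [-1.3, -0.2, 0.3]
gripper_width: 0.0212
```

```bash
python3 - <<'E'
from h import *
need([*hol(-.092),.082],HY-np.pi/2)
d=cam('scene'); save(d,'s29',(280,180,480,360),4)
E
```

```text
t 47.53 pos [0.5406 0.0931 0.0812] F [-1.3 -0.2  0.3] w 0.0212
turn [-0.005  0.001  0.001] rows>= 1 | shift after turn [ 0.8 -7.3 -0.8] now [ 0.8 -7.3 -0.8] rows>= 1
```

View pics/s29.png

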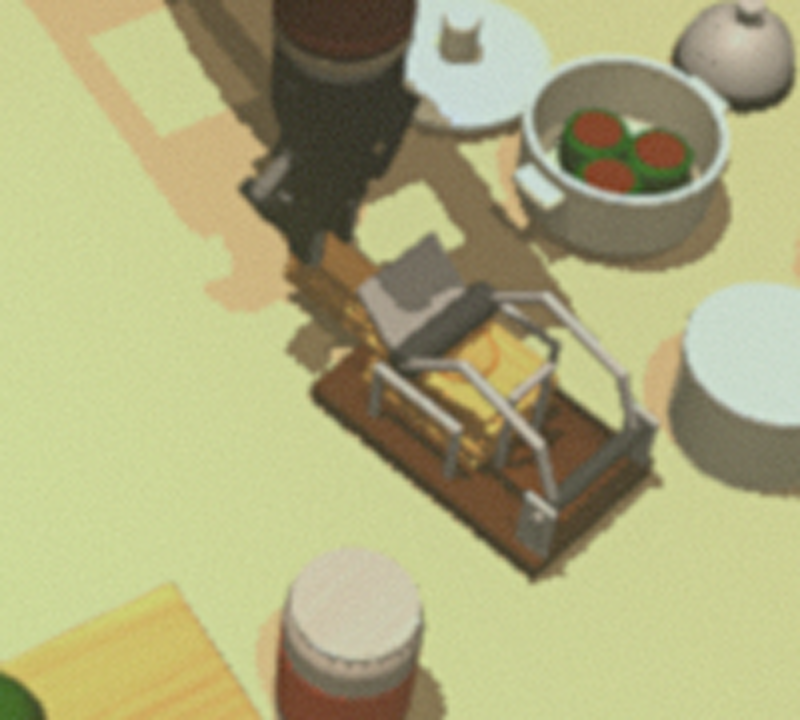

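servo_tool([
  {"delta_rot":[0,0,0],"xyz":[0,-5,0],"grip":1},
  {"delta_rot":[0,0,0],"xyz":[0,-4,0],"grip":1},
  {"delta_rot":[0,0,0],"xyz":[0,-4,0],"grip":1},
  {"delta_rot":[0,0,0],"xyz":[0,-4,0],"grip":1},
  {"delta_rot":[0,0,0],"xyz":[0,-3,0],"grip":1},
  {"delta_rot":[0,0,0],"xyz":[0,0,0],"grip":1},
  {"delta_rot":[0,0,0],"xyz":[0,0,0],"grip":1},
  {"delta_rot":[0,0,0],"xyz":[0,0,0],"grip":1},
])

```text
time: 48.25
eef_pos: [0.5468, 0.0946, 0.0816]
ee_rot: [0.011, 0.79, -0.613, -0.01]
ft_force: [-2.3, -1.0, -0.6]
gripper_width: 0.0211
```

```bash
python3 - <<'E'
from h import *
need([*hol(-.092),.082],HY-np.pi/2)
E
```

```text
t 48.25 pos [0.5468 0.0946 0.0816] F [-2.3 -1.  -0.6] w 0.0211
turn [0.029 0.002 0.003] rows>= 1 | shift after turn [ 0.7 -0.9 -0.4] now [ 0.7 -0.9 -0.4] rows>= 1
```

Home reading again. Release, rise, check.

servo_tool([
  {"delta_rot":[0,0,0],"xyz":[0,-3,0],"grip":1},
  {"delta_rot":[0,0,0],"xyz":[0,0,0],"grip":1},
  {"delta_rot":[0,0,0],"xyz":[0,0,0],"grip":0.4},
  {"delta_rot":[0,0,0],"xyz":[0,0,0],"grip":0.4},
  {"delta_rot":[0,0,0],"xyz":[0,0,0],"grip":0.4},
  {"delta_rot":[0,0,0],"xyz":[0,0,0],"grip":0.4},
  {"delta_rot":[0,0,0],"xyz":[0,0,0],"grip":0.4},
  {"delta_rot":[0.01,0,0],"xyz":[0,0,-10],"grip":0.4},
])

```text
time: 48.92
eef_pos: [0.5489, 0.0953, 0.0906]
ee_rot: [0.008, 0.79, -0.613, -0.008]
ft_force: [-0.9, -0.0, -0.1]
gripper_width: 0.0507
```

servo_tool([
  {"delta_rot":[0.01,0,0],"xyz":[0,0,-20],"grip":0.45},
  {"delta_rot":[0,0,0],"xyz":[0,0,-25],"grip":0.45},
  {"delta_rot":[0,0,0],"xyz":[0,10,-25],"grip":0.45},
  {"delta_rot":[0,0,0],"xyz":[0,20,0],"grip":0.45},
  {"delta_rot":[0,0,0],"xyz":[0,20,0],"grip":0.45},
  {"delta_rot":[0,0,0],"xyz":[0,0,0],"grip":0.45},
  {"delta_rot":[0,0,0],"xyz":[0,0,0],"grip":0.45},
  {"delta_rot":[0,0,0],"xyz":[0,0,0],"grip":0.45},
])

```text
time: 49.58
eef_pos: [0.5033, 0.083, 0.1722]
ee_rot: [-0.001, 0.79, -0.613, 0.001]
ft_force: [-0.0, 0.0, -0.9]
gripper_width: 0.047
```

```bash
python3 - <<'E'
from h import *
d=cam('top'); save(d,'t30')
hsv=cv2.cvtColor(cv2.GaussianBlur(d['color'],(3,3),0),cv2.COLOR_RGB2HSV)
def circ(mask,z,seed):
    n,l,st,c=cv2.connectedComponentsWithStats(mask); i=l[seed[1],seed[0]]
    cn=cv2.convexHull(max(cv2.findContours((l==i).astype(np.uint8),0,1)[0],key=cv2.contourArea))[:,0]
    W=np.array([onplane(d,u,v,z)[:2] for u,v in cn]); A=np.c_[2*W,np.ones(len(W))]; x=np.linalg.lstsq(A,(W**2).sum(1),rcond=None)[0]
    return x[:2],2*np.sqrt(x[2]+x[:2]@x[:2])
wm=((hsv[...,1]<45)&(hsv[...,2]>60)).astype(np.uint8)*255
print('lid',circ(wm,.022,(212,290)))
d=cam('scene'); save(d,'s30',(280,180,480,360),4); d=cam('wrist'); save(d,'w30')
need([.4085,.2855,.12],0)
E
```

```text
lid (array([0.40951857, 0.28789707]), np.float64(0.1299703691532262))
t 49.73 pos [0.5034 0.0831 0.1715] F [ 0.2 -1.2 -0.3] w 0.0471
turn [-1.000e-03 -0.000e+00 -1.319e+00] rows>= 11 | shift after turn [ -94.9 -202.4   51.5] now [-219.7   41.6   51.5] rows>= 6
```

View pics/s30.png

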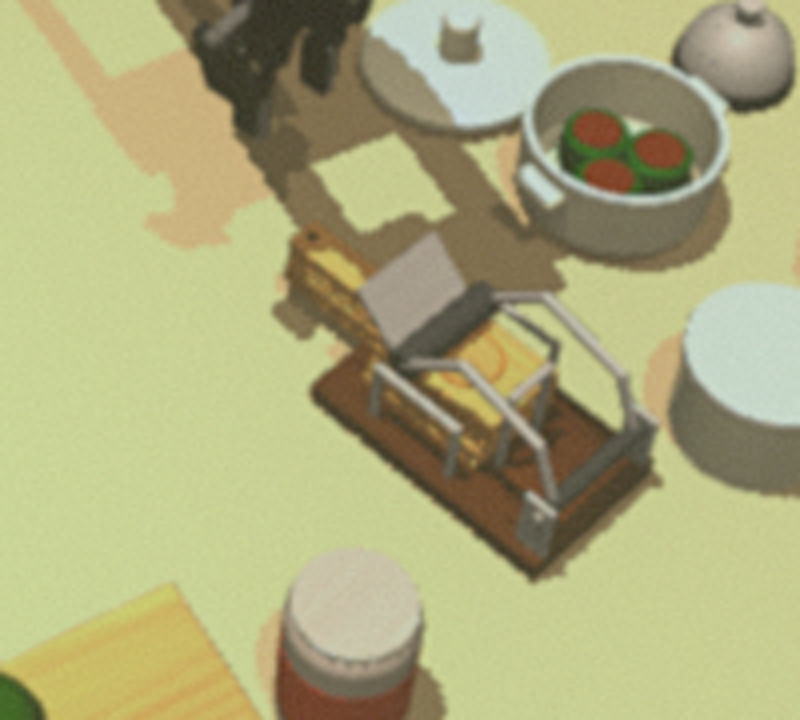

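View pics/t30.png

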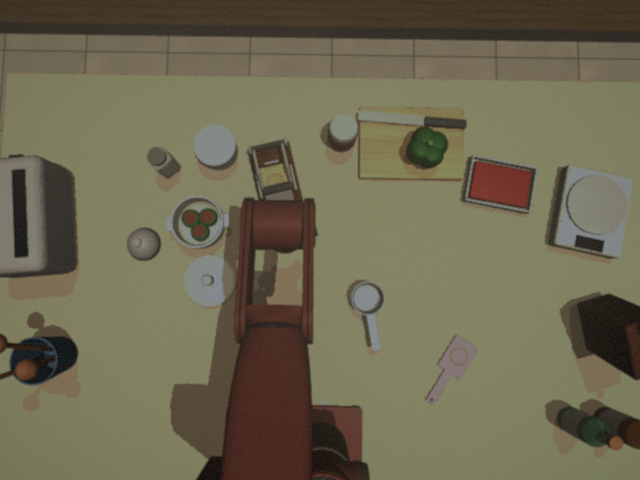

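View pics/w30.png

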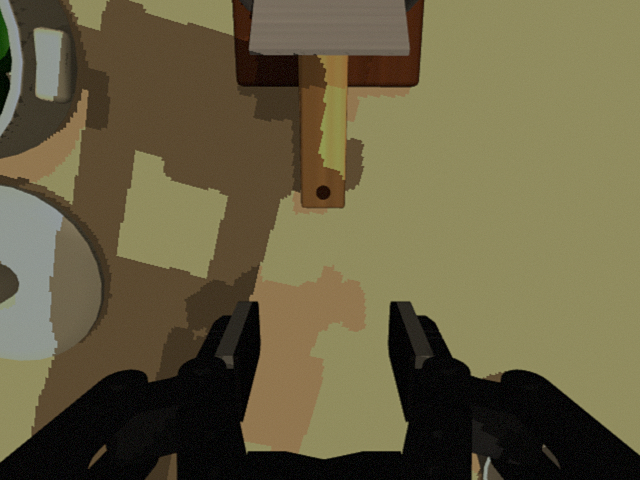

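All six paddles lie squarely in the holder (scene crop: pile at (440,360), arm resting on it). The lid has not moved: it reads (0.409, 0.287). Now the lid.

servo_tool([
  {"delta_rot":[0,0,0],"xyz":[-33,6,0],"grip":0.3},
  {"delta_rot":[0,0,0],"xyz":[-33,6,0],"grip":0.3},
  {"delta_rot":[0,0,0],"xyz":[-33,6,0],"grip":0.3},
  {"delta_rot":[0,0,0],"xyz":[-33,6,0],"grip":0.3},
  {"delta_rot":[0,0,0],"xyz":[-33,6,5],"grip":0.3},
  {"delta_rot":[0,0,0],"xyz":[-33,6,10],"grip":0.3},
  {"delta_rot":[0,0,0],"xyz":[-12,3,10],"grip":0.3},
  {"delta_rot":[0,0,0],"xyz":[0,0,0],"grip":0.3},
])

```text
time: 50.4
eef_pos: [0.4141, 0.2845, 0.1437]
ee_rot: [-0.0, 0.788, -0.615, 0.0]
ft_force: [0.4, -0.5, 0.3]
gripper_width: 0.0595
```

```bash
python3 - <<'E'
from h import *
need([.4085,.2855,.12],HY-np.pi/2)
E
```

```text
t 50.4 pos [0.4141 0.2845 0.1437] F [ 0.4 -0.5  0.3] w 0.0595
turn [-0.     0.    -0.003] rows>= 1 | shift after turn [-2.3  5.2 23.7] now [-2.3  5.2 23.7] rows>= 1
```

servo_tool([
  {"delta_rot":[0,0,0],"xyz":[0,5,10],"grip":0.3},
  {"delta_rot":[0,0,0],"xyz":[0,0,10],"grip":0.3},
  {"delta_rot":[0,0,0],"xyz":[0,0,10],"grip":0.3},
  {"delta_rot":[0,0,0],"xyz":[0,0,10],"grip":0.3},
  {"delta_rot":[0,0,0],"xyz":[0,0,10],"grip":0.3},
  {"delta_rot":[0,0,0],"xyz":[0,0,0],"grip":0.3},
  {"delta_rot":[0,0,0],"xyz":[0,0,0],"grip":0.3},
  {"delta_rot":[0,0,0],"xyz":[0,0,0],"grip":0.3},
])

```text
time: 51.07
eef_pos: [0.4106, 0.2793, 0.0868]
ee_rot: [0.002, 0.787, -0.617, -0.0]
ft_force: [-0.5, 0.0, 1.0]
gripper_width: 0.06
```

```bash
python3 - <<'E'
from h import *
d=cam('wrist'); save(d,'w31')
need([.4085,.2855,.052],HY-np.pi/2)
E
```

```text
t 51.12 pos [0.4108 0.2794 0.0871] F [-0.1  0.1  0.2] w 0.0594
turn [ 0.003 -0.002 -0.007] rows>= 1 | shift after turn [-6.4  0.7 35.1] now [-6.5  0.7 35.1] rows>= 1
```

View pics/w31.png

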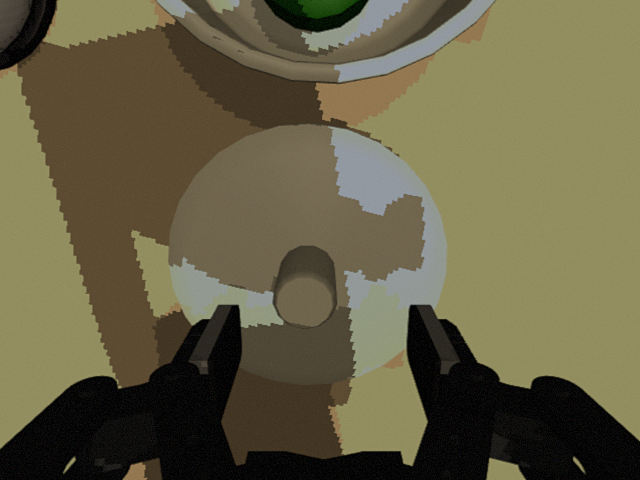

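Knob top at (305,302), pad middle at 324: shift −6 mm agrees with the calibration. Correct and descend.

servo_tool([
  {"delta_rot":[0,0,0],"xyz":[-7,0,0],"grip":0.3},
  {"delta_rot":[0,0,0],"xyz":[0,0,0],"grip":0.3},
  {"delta_rot":[0,0,0],"xyz":[0,0,8],"grip":0.3},
  {"delta_rot":[0,0,0],"xyz":[0,0,8],"grip":0.3},
  {"delta_rot":[0,0,0],"xyz":[0,0,5],"grip":0.3},
  {"delta_rot":[0,0,0],"xyz":[0,0,0],"grip":0.3},
  {"delta_rot":[0,0,0],"xyz":[0,0,0],"grip":0.3},
  {"delta_rot":[0,0,0],"xyz":[0,0,0],"grip":0.3},
])

```text
time: 51.78
eef_pos: [0.4102, 0.2878, 0.0656]
ee_rot: [-0.0, 0.787, -0.616, 0.001]
ft_force: [0.3, -0.5, -0.8]
gripper_width: 0.0597
```

```bash
python3 - <<'E'
from h import *
d=cam('wrist'); save(d,'w32')
need([.4085,.2855,.052],HY-np.pi/2)
E
```

```text
t 51.83 pos [0.4103 0.2878 0.0657] F [0.7 0.  0. ] w 0.0597
turn [-0.001 -0.001 -0.006] rows>= 1 | shift after turn [ 1.8  2.3 13.7] now [ 1.8  2.3 13.7] rows>= 1
```

View pics/w32.png

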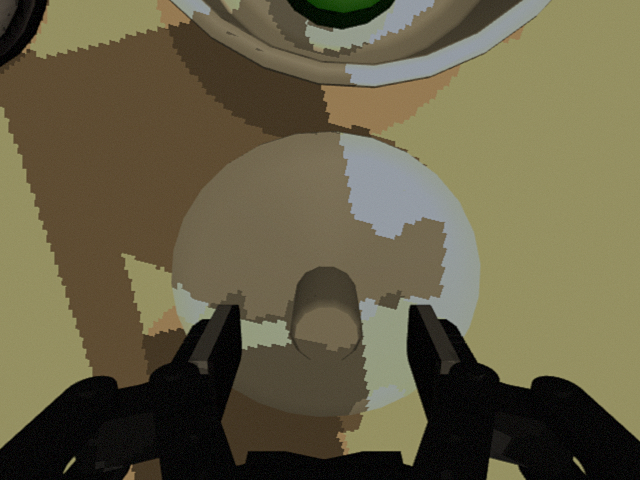

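```bash
python3 - <<'E'
from h import *
d=cam('wrist'); s=manip.read_state(); r=rot(s)
k=(.055-s['eef_pos'][2])/r.apply([0,0,1])[2]
print(proj(d,s['eef_pos']+r.apply([0,0,k])), 'knob via wrist',onplane(d,327,331,.055), s['eef_pos'])
E
```

```text
(np.float64(324.9974636261428), np.float64(334.0885695069305)) knob via wrist [0.41181376 0.2875351  0.055     ] [0.4104617  0.28792199 0.06591473]
```

servo_tool([
  {"delta_rot":[0,0,0],"xyz":[0,0,6],"grip":0.3},
  {"delta_rot":[0,0,0],"xyz":[0,0,6],"grip":0.3},
  {"delta_rot":[0,0,0],"xyz":[0,0,3],"grip":0.3},
  {"delta_rot":[0,0,0],"xyz":[0,0,0],"grip":0.5},
  {"delta_rot":[0,0,0],"xyz":[0,0,0],"grip":0.6},
  {"delta_rot":[0,0,0],"xyz":[0,0,0],"grip":1},
  {"delta_rot":[0,0,0],"xyz":[0,0,0],"grip":1},
  {"delta_rot":[0,0,0],"xyz":[0,0,0],"grip":1},
])

```text
time: 52.55
eef_pos: [0.411, 0.288, 0.0499]
ee_rot: [-0.001, 0.787, -0.617, 0.001]
ft_force: [-0.1, 0.4, -0.8]
gripper_width: 0.024
```

servo_tool([
  {"delta_rot":[0,0,0],"xyz":[0,0,0],"grip":1},
  {"delta_rot":[0,0,0],"xyz":[0,0,0],"grip":1},
  {"delta_rot":[0,0,0],"xyz":[0,0,-15],"grip":1},
  {"delta_rot":[0,0,0],"xyz":[0,0,-25],"grip":1},
  {"delta_rot":[0,0,0],"xyz":[0,0,-25],"grip":1},
  {"delta_rot":[0,0,0],"xyz":[0,0,-25],"grip":1},
  {"delta_rot":[0,0,0],"xyz":[0,0,-10],"grip":1},
  {"delta_rot":[0,0,0],"xyz":[0,0,0],"grip":1},
])

```text
time: 53.22
eef_pos: [0.4071, 0.2862, 0.1495]
ee_rot: [0.004, 0.787, -0.617, -0.001]
ft_force: [0.1, 0.2, -3.3]
gripper_width: 0.024
```

```bash
python3 - <<'E'
from h import *
d=cam('wrist'); save(d,'w33'); d=cam('scene'); save(d,'s33',(340,130,520,290),4)
need([.5533,.3121,.15],HY-np.pi/2)
E
```

```text
t 53.32 pos [0.4061 0.2856 0.1472] F [-0.   0.1 -3.6] w 0.0239
turn [ 0.01  -0.003 -0.007] rows>= 1 | shift after turn [  10.5 -149.2   -2.8] now [   9.6 -149.2   -4.3] rows>= 4
```

View pics/w33.png

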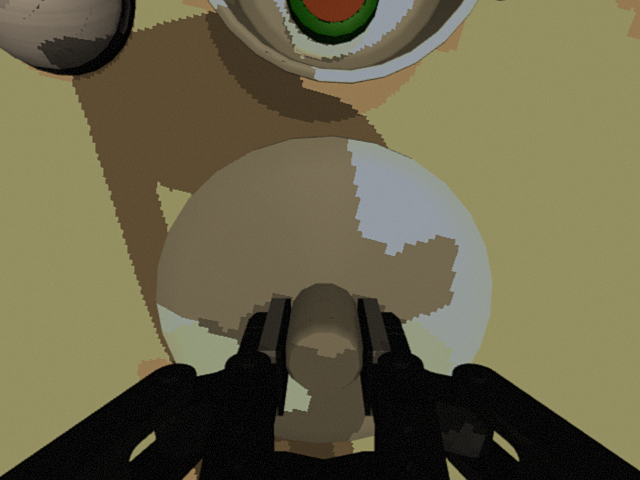

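View pics/s33.png

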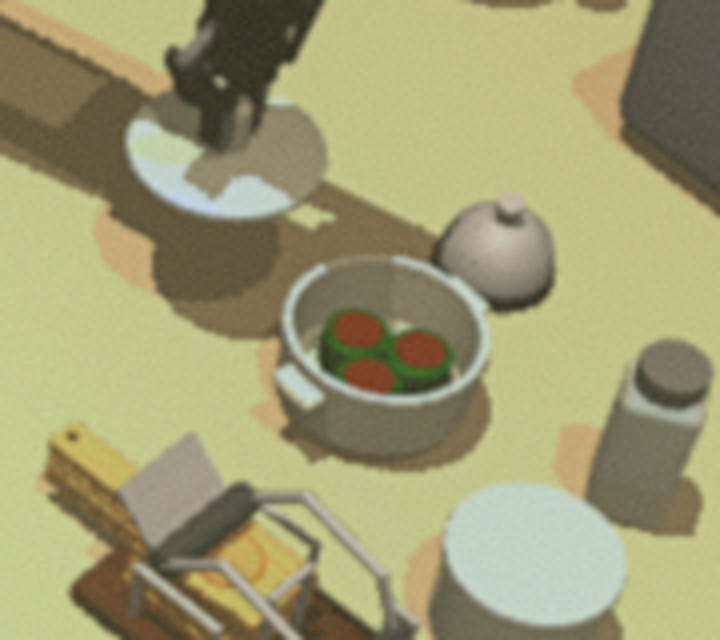

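servo_tool([
  {"delta_rot":[0.01,-0.003,-0.007],"xyz":[0,0,0],"grip":1},
  {"delta_rot":[0,0,0],"xyz":[2,-30,-2],"grip":1},
  {"delta_rot":[0,0,0],"xyz":[2,-30,-1],"grip":1},
  {"delta_rot":[0,0,0],"xyz":[2,-30,-1],"grip":1},
  {"delta_rot":[0,0,0],"xyz":[2,-30,0],"grip":1},
  {"delta_rot":[0,0,0],"xyz":[2,-20,0],"grip":1},
  {"delta_rot":[0,0,0],"xyz":[0,0,0],"grip":1},
  {"delta_rot":[0,0,0],"xyz":[0,0,0],"grip":1},
])

```text
time: 53.98
eef_pos: [0.5381, 0.3067, 0.1292]
ee_rot: [0.012, 0.791, -0.612, -0.007]
ft_force: [-0.6, -0.1, -2.1]
gripper_width: 0.024
```

```bash
python3 - <<'E'
from h import *
d=cam('wrist'); save(d,'w34')
need([.555,.3135,.15],HY-np.pi/2)
E
```

```text
t 54.03 pos [0.5376 0.3064 0.129 ] F [ 0.  -0.1 -3.1] w 0.0242
turn [ 0.027 -0.004  0.005] rows>= 1 | shift after turn [ -2.6 -18.6 -21. ] now [ -2.4 -18.  -21.5] rows>= 1
```

View pics/w34.png

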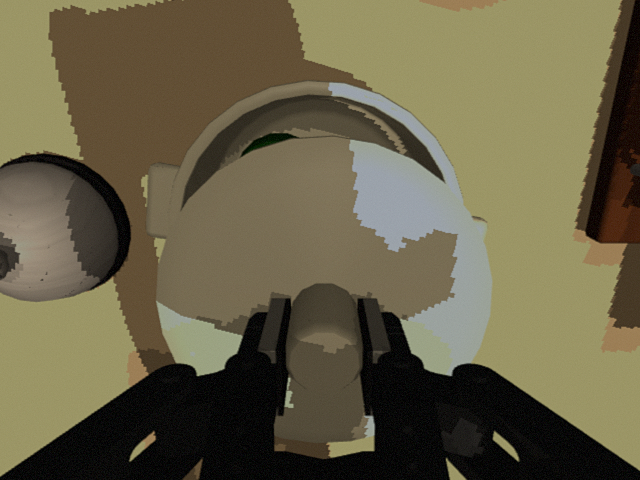

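servo_tool([
  {"delta_rot":[0.02,-0.003,0.004],"xyz":[0,0,-8],"grip":1},
  {"delta_rot":[0.005,0,0],"xyz":[-2,-10,-4],"grip":1},
  {"delta_rot":[0,0,0],"xyz":[0,-8,0],"grip":1},
  {"delta_rot":[0,0,0],"xyz":[0,0,0],"grip":1},
  {"delta_rot":[0,0,0],"xyz":[0,0,0],"grip":1},
  {"delta_rot":[0,0,0],"xyz":[0,0,0],"grip":1},
  {"delta_rot":[0,0,0],"xyz":[0,0,0],"grip":1},
  {"delta_rot":[0,0,0],"xyz":[0,0,0],"grip":1},
])

```text
time: 54.7
eef_pos: [0.5515, 0.3133, 0.1405]
ee_rot: [0.002, 0.79, -0.613, -0.001]
ft_force: [-0.0, 1.2, -2.1]
gripper_width: 0.0242
```

```bash
python3 - <<'E'
from h import *
d=cam('wrist'); save(d,'w35'); 
need([.555,.3135,.125],HY-np.pi/2)
d=cam('top'); save(d,'t35',(120,170,260,290),5)
E
```

```text
t 54.75 pos [0.5515 0.3133 0.1405] F [-0.6 -0.4 -2.4] w 0.0243
turn [ 0.003 -0.001  0.003] rows>= 1 | shift after turn [ 0.7 -3.5 15.5] now [ 0.7 -3.5 15.4] rows>= 1
```

View pics/w35.png

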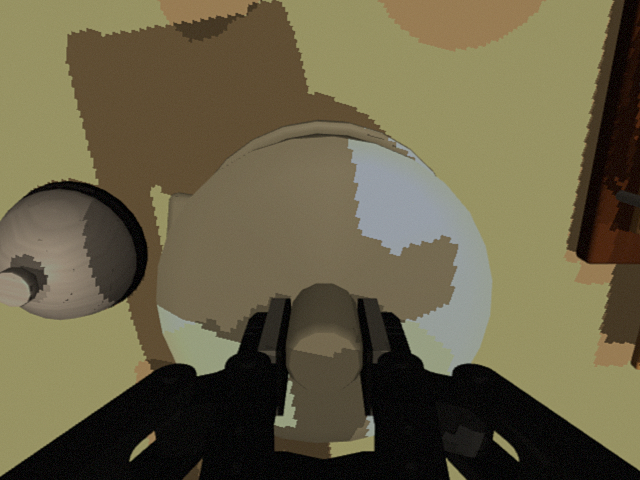

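View pics/t35.png

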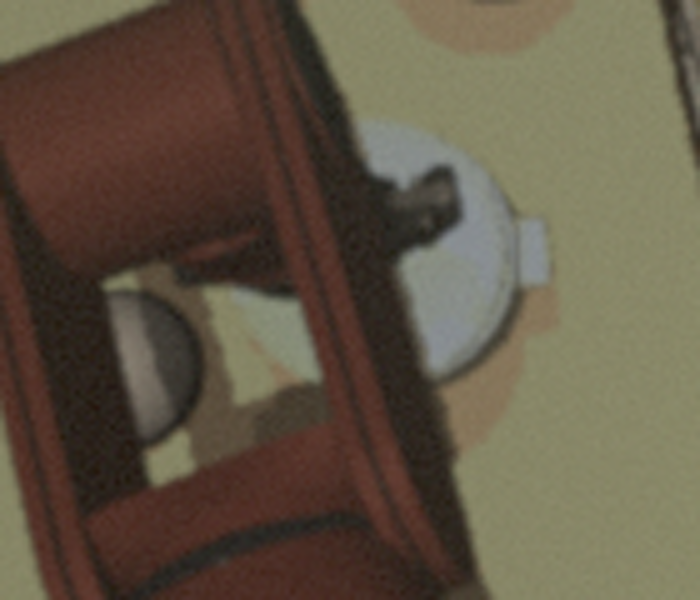

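servo_tool([
  {"delta_rot":[0.003,0,0.003],"xyz":[0,-4,0],"grip":1},
  {"delta_rot":[0,0,0],"xyz":[0,0,0],"grip":1},
  {"delta_rot":[0,0,0],"xyz":[0,0,6],"grip":1},
  {"delta_rot":[0,0,0],"xyz":[0,0,6],"grip":1},
  {"delta_rot":[0,0,0],"xyz":[0,0,0],"grip":1},
  {"delta_rot":[0,0,0],"xyz":[0,0,0],"grip":1},
  {"delta_rot":[0,0,0],"xyz":[0,0,0],"grip":1},
  {"delta_rot":[0,0,0],"xyz":[0,0,0],"grip":1},
])

```text
time: 55.47
eef_pos: [0.555, 0.3139, 0.1258]
ee_rot: [0.001, 0.789, -0.614, -0.0]
ft_force: [-0.8, 0.3, -1.8]
gripper_width: 0.0239
```

```bash
python3 - <<'E'
from h import *
d=cam('wrist'); save(d,'w36'); 
need([.555,.3135,.106],HY-np.pi/2)
d=cam('scene'); save(d,'s36',(340,130,520,290),4)
E
```

```text
t 55.52 pos [0.555  0.314  0.1258] F [-0.5 -0.3 -2.8] w 0.0241
turn [ 0.002 -0.002 -0.001] rows>= 1 | shift after turn [ 0.5  0.1 19.8] now [ 0.4  0.1 19.8] rows>= 1
```

View pics/s36.png

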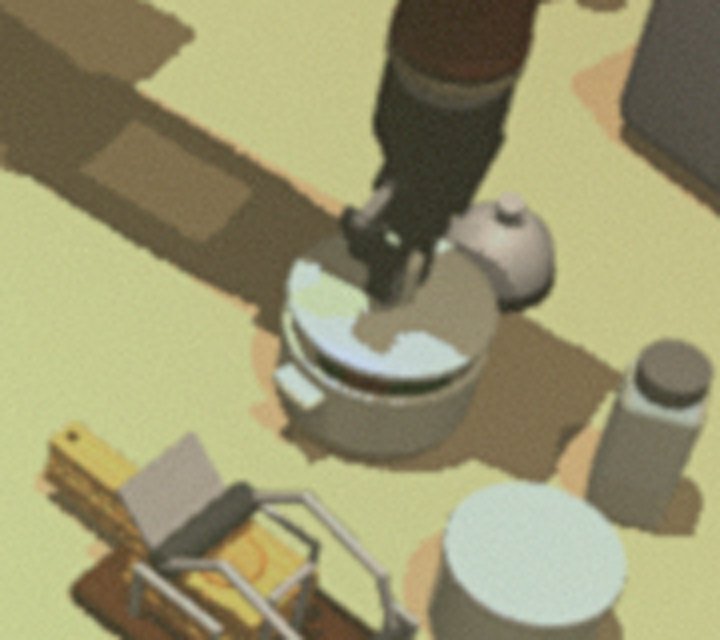

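servo_tool([
  {"delta_rot":[0.002,0,0],"xyz":[0,0,5],"grip":1},
  {"delta_rot":[0,0,0],"xyz":[0,0,5],"grip":1},
  {"delta_rot":[0,0,0],"xyz":[0,0,4],"grip":1},
  {"delta_rot":[0,0,0],"xyz":[0,0,0],"grip":1},
  {"delta_rot":[0,0,0],"xyz":[0,0,0],"grip":1},
  {"delta_rot":[0,0,0],"xyz":[0,0,0],"grip":1},
  {"delta_rot":[0,0,0],"xyz":[0,0,0],"grip":1},
  {"delta_rot":[0,0,0],"xyz":[0,0,0],"grip":1},
])

```text
time: 56.23
eef_pos: [0.5552, 0.314, 0.1106]
ee_rot: [0.0, 0.789, -0.614, 0.001]
ft_force: [-0.2, 0.1, -2.6]
gripper_width: 0.0244
```

```bash
python3 - <<'E'
from h import *
need([.555,.3135,.106],HY-np.pi/2)
E
```

```text
t 56.23 pos [0.5552 0.314  0.1106] F [-0.2  0.1 -2.6] w 0.0244
turn [-0.    -0.002 -0.001] rows>= 1 | shift after turn [0.5 0.3 4.6] now [0.4 0.3 4.6] rows>= 1
```

Spigot is inside the rim with no contact force. Lower the last millimetres.

servo_tool([
  {"delta_rot":[0,0,0],"xyz":[0,0,3],"grip":1},
  {"delta_rot":[0,0,0],"xyz":[0,0,2],"grip":1},
  {"delta_rot":[0,0,0],"xyz":[0,0,1],"grip":1},
  {"delta_rot":[0,0,0],"xyz":[0,0,0],"grip":1},
  {"delta_rot":[0,0,0],"xyz":[0,0,0],"grip":1},
  {"delta_rot":[0,0,0],"xyz":[0,0,0],"grip":1},
  {"delta_rot":[0,0,0],"xyz":[0,0,0],"grip":1},
  {"delta_rot":[0,0,0],"xyz":[0,0,0],"grip":1},
])

```text
time: 56.9
eef_pos: [0.556, 0.3144, 0.1062]
ee_rot: [-0.001, 0.789, -0.614, 0.001]
ft_force: [0.1, 0.0, -0.2]
gripper_width: 0.0238
```

Weight is off the hand (−2.6 → −0.2 N): lid is on the rim. Release and rise.

servo_tool([
  {"delta_rot":[0,0,0],"xyz":[0,0,0],"grip":0.4},
  {"delta_rot":[0,0,0],"xyz":[0,0,0],"grip":0.4},
  {"delta_rot":[0,0,0],"xyz":[0,0,0],"grip":0.4},
  {"delta_rot":[0,0,0],"xyz":[0,0,0],"grip":0.3},
  {"delta_rot":[0,0,0],"xyz":[0,0,0],"grip":0.3},
  {"delta_rot":[0,0,0],"xyz":[0,0,-10],"grip":0.3},
  {"delta_rot":[0,0,0],"xyz":[0,0,-20],"grip":0.3},
  {"delta_rot":[0,0,0],"xyz":[0,0,-25],"grip":0.3},
])

```text
time: 57.57
eef_pos: [0.5531, 0.3131, 0.1582]
ee_rot: [0.003, 0.789, -0.614, -0.001]
ft_force: [0.2, -0.2, -0.5]
gripper_width: 0.0599
```

servo_tool([
  {"delta_rot":[0,0,0],"xyz":[0,25,-10],"grip":0.6},
  {"delta_rot":[0,0,0],"xyz":[0,30,0],"grip":1},
  {"delta_rot":[0,0,0],"xyz":[0,30,0],"grip":1},
  {"delta_rot":[0,0,0],"xyz":[0,30,0],"grip":1},
  {"delta_rot":[0,0,0],"xyz":[0,30,0],"grip":1},
  {"delta_rot":[0,0,0],"xyz":[0,0,0],"grip":1},
  {"delta_rot":[0,0,0],"xyz":[0,0,0],"grip":1},
  {"delta_rot":[0,0,0],"xyz":[0,0,0],"grip":1},
])

```text
time: 58.23
eef_pos: [0.413, 0.2784, 0.1824]
ee_rot: [-0.006, 0.789, -0.615, 0.004]
ft_force: [-0.3, 0.5, 0.1]
gripper_width: -0.0002
```

```bash
python3 - <<'E'
from h import *
d=cam('wrist'); save(d,'w37'); t=cam('top'); save(t,'t37',(110,110,330,290),3.6); 
s=cam('scene'); save(s,'s37',(330,120,530,340),2.7)
P=cloud(s)
need([.498,.459,.15],HY-np.pi/2)
np.savez('d_end.npz',**{k:t[k] for k in ('color','depth','f','cx','cy','Rm','t')})
E
```

```text
t 58.38 pos [0.414  0.2785 0.1822] F [-1.  -0.1  0.5] w -0.0
turn [-0.015  0.001 -0.002] rows>= 1 | shift after turn [-154.3 -125.8   32.2] now [-154.5 -125.    34.2] rows>= 5
```

View pics/s37.png

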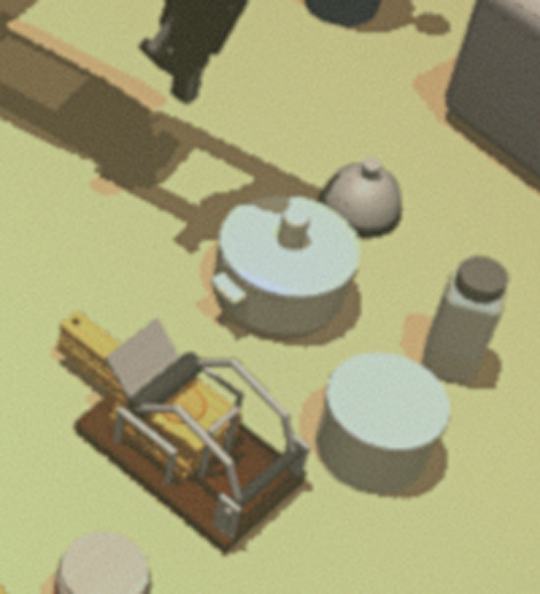

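View pics/t37.png

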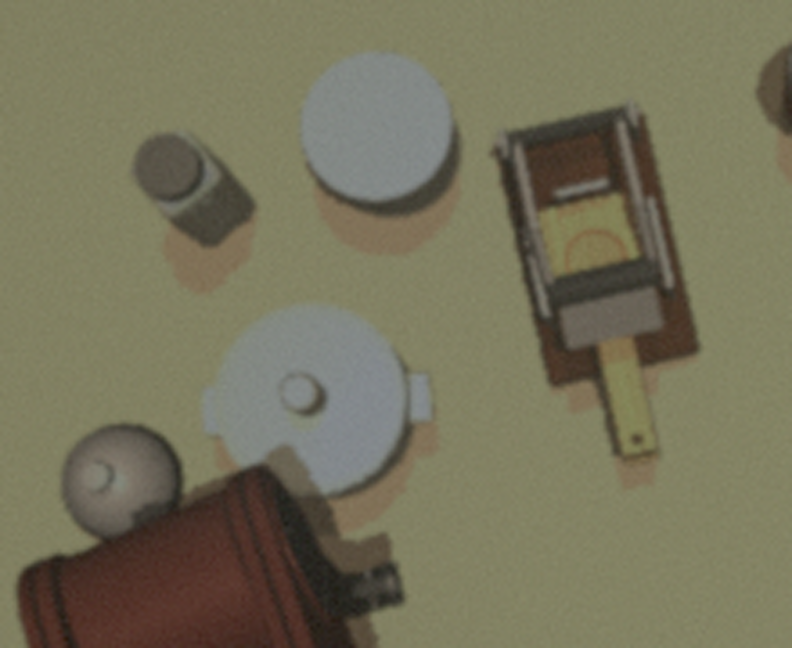

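View pics/w37.png

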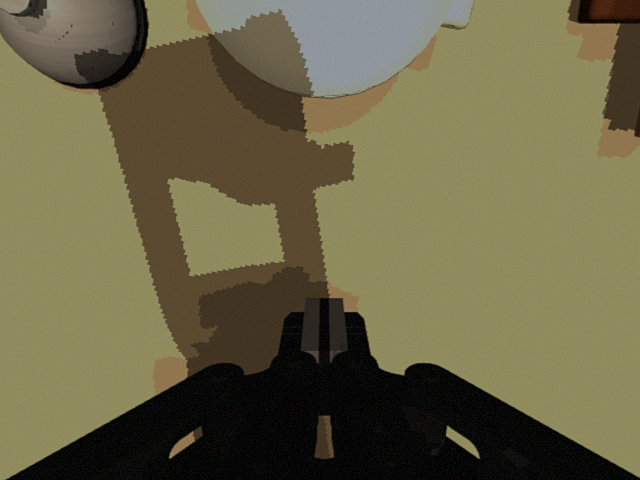

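Lid appears seated between the ears; check numerically: lid position and height, top paddle's pose.

```bash
python3 - <<'E'
from h import *
d=dict(np.load('d_end.npz'))
k=onplane(d,193.3,219.2,.111); print('knob',k,'vs crock .5533 .3121')
hsv=cv2.cvtColor(cv2.GaussianBlur(d['color'],(3,3),0),cv2.COLOR_RGB2HSV)
wm=((hsv[...,1]<45)&(hsv[...,2]>60)).astype(np.uint8)*255; wm[:,:170]=0; wm[:,223:]=0; wm[232:]=0
n,l,st,c=cv2.connectedComponentsWithStats(wm); m=(l==l[205,198]).astype(np.uint8)
cn=max(cv2.findContours(m,0,1)[0],key=cv2.contourArea)[:,0]; cn=cn[(cn[:,1]<215)&(cn[:,1]>190)]
W=np.array([onplane(d,u,v,.078)[:2] for u,v in cn]); A=np.c_[2*W,np.ones(len(W))]; x=np.linalg.lstsq(A,(W**2).sum(1),rcond=None)[0]; print('lid circle',x[:2],2*np.sqrt(x[2]+x[:2]@x[:2]))
P=cloud(d)
for sx in [(180,215),(215,215),(198,205),(198,235)]: print(sx,np.median(P[sx[1]-3:sx[1]+4,sx[0]-3:sx[0]+4,2]).round(4))
# top paddle handle
Hh=[(u,v) for v in range(210,240) for u in range(270,296) if hsv[v,u,1]>77 and d['color'][v,u,0]>108]
Q=np.array([onplane(d,a,b,.062)[:2] for a,b in Hh])-HO; X=Q@HU;Y=Q@HN; k=(X<-.065)&(X>-.125)&(abs(Y)<.02)
print('top paddle handle end x',np.percentile(X[k],.5),'y',Y[k].mean(),'slope',np.polyfit(X[k],Y[k],1)[0], 'z',np.median(P[222:234,283:287,2]))
# head front edge
m=cv2.inRange(hsv,(15,77,70),(36,255,255)); n,l,st,c=cv2.connectedComponentsWithStats(m)
Hh=[(u,v) for v in range(160,190) for u in range(258,290) if m[v,u]]
Q=np.array([onplane(d,a,b,.062)[:2] for a,b in Hh])-HO; print('head x',np.percentile(Q@HU,[1,99]),'y',np.percentile(Q@HN,[2,50,98]))
print('button?',onplane(d,110+97/3.6,110+476/3.6,.066))
E
```

```text
knob [0.5523442  0.31203084 0.111     ] vs crock .5533 .3121
lid circle [0.55352616 0.31297626] 0.13110513310682387
(180, 215) 0.0779
(215, 215) 0.0785
(198, 205) 0.0769
(198, 235) 0.0784
top paddle handle end x -0.12478721989709883 y -0.00033764437758418284 slope -0.13923062389088844 z 0.06104835307069628
head x [0.01344133 0.06442946] y [-0.03078965  0.00041282  0.03160392]
button? [0.49856202 0.45869629 0.066     ]
```

Lid level with flange top at 78 mm (right), centred to ~1 mm; pile top at 61–62 mm, as for six paddles. Now the bell with shut fingers.

servo_tool([
  {"delta_rot":[-0.015,0,0],"xyz":[-30,-24,0],"grip":1},
  {"delta_rot":[0,0,0],"xyz":[-30,-24,0],"grip":1},
  {"delta_rot":[0,0,0],"xyz":[-30,-24,0],"grip":1},
  {"delta_rot":[0,0,0],"xyz":[-30,-24,5],"grip":1},
  {"delta_rot":[0,0,0],"xyz":[-25,-24,10],"grip":1},
  {"delta_rot":[0,0,0],"xyz":[-10,-6,10],"grip":1},
  {"delta_rot":[0,0,0],"xyz":[0,0,0],"grip":1},
  {"delta_rot":[0,0,0],"xyz":[0,0,0],"grip":1},
])

```text
time: 59.05
eef_pos: [0.5056, 0.4666, 0.1489]
ee_rot: [0.003, 0.787, -0.617, -0.001]
ft_force: [0.2, -0.0, 0.4]
gripper_width: 0.0002
```

```bash
python3 - <<'E'
from h import *
need([.500,.460,.12],HY-np.pi/2)
d=cam('wrist'); save(d,'w38')
E
```

```text
t 59.05 pos [0.5056 0.4666 0.1489] F [ 0.2 -0.   0.4] w 0.0002
turn [ 0.006 -0.002 -0.008] rows>= 1 | shift after turn [ 5.   7.1 28.9] now [ 5.   6.9 29. ] rows>= 1
```

View pics/w38.png

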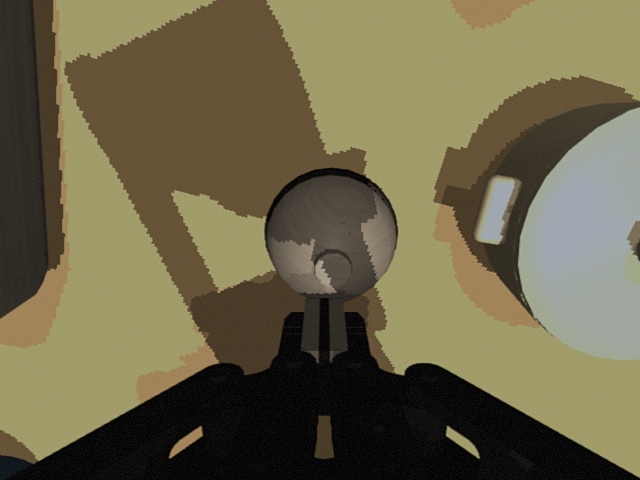

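```bash
python3 - <<'E'
from h import *
d=cam('wrist'); s=manip.read_state(); r=rot(s)
save(d,'w39',(230,140,430,320),4)
k=(.066-s['eef_pos'][2])/r.apply([0,0,1])[2]
print('axis px',proj(d,s['eef_pos']+r.apply([0,0,k])),'button',onplane(d,333,267,.066),s['eef_pos'])
E
```

```text
axis px (np.float64(325.6600834612712), np.float64(261.250875703196)) button [0.50242029 0.4607844  0.066     ] [0.50505295 0.4654268  0.14935439]
```

View pics/w39.png

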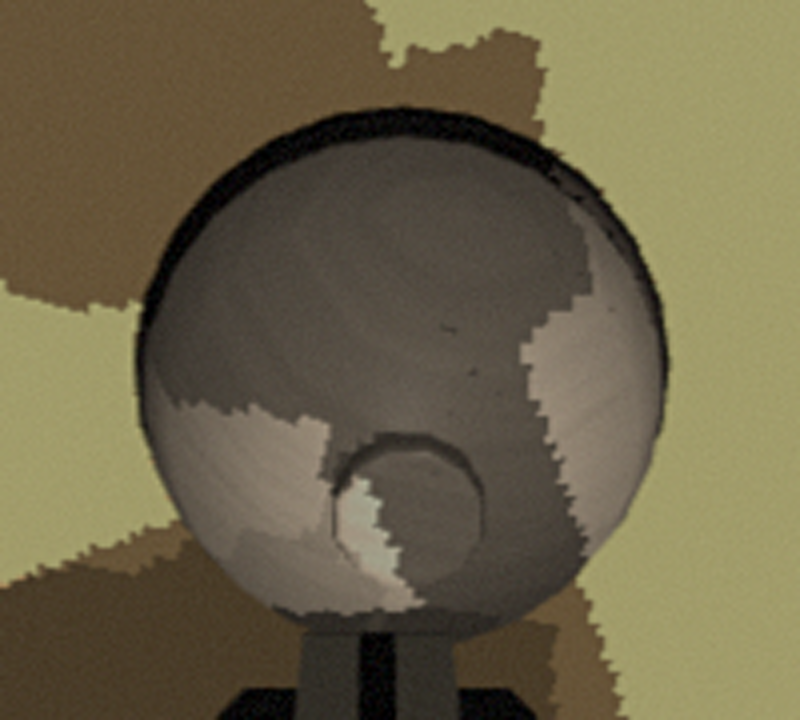

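servo_tool([
  {"delta_rot":[0.006,0,-0.008],"xyz":[5,5,0],"grip":1},
  {"delta_rot":[0,0,0],"xyz":[0,0,0],"grip":1},
  {"delta_rot":[0,0,0],"xyz":[0,0,10],"grip":1},
  {"delta_rot":[0,0,0],"xyz":[0,0,12],"grip":1},
  {"delta_rot":[0,0,0],"xyz":[0,0,10],"grip":1},
  {"delta_rot":[0,0,0],"xyz":[0,0,6],"grip":1},
  {"delta_rot":[0,0,0],"xyz":[0,0,0],"grip":1},
  {"delta_rot":[0,0,0],"xyz":[0,0,0],"grip":1},
])

```text
time: 59.82
eef_pos: [0.5024, 0.4553, 0.1107]
ee_rot: [-0.0, 0.788, -0.616, 0.001]
ft_force: [1.6, -0.8, 0.9]
gripper_width: 0.0003
```

```bash
python3 - <<'E'
from h import *
need([.501,.4605,.088],HY-np.pi/2)
d=cam('wrist'); save(d,'w40',(230,140,430,340),3)
s=cam('scene'); save(s,'s40',(420,140,520,230),7)
E
```

```text
t 59.82 pos [0.5024 0.4553 0.1107] F [ 1.6 -0.8  0.9] w 0.0003
turn [-0.002 -0.001 -0.006] rows>= 1 | shift after turn [-5.4  0.1 22.7] now [-5.4  0.1 22.7] rows>= 1
```

View pics/w40.png

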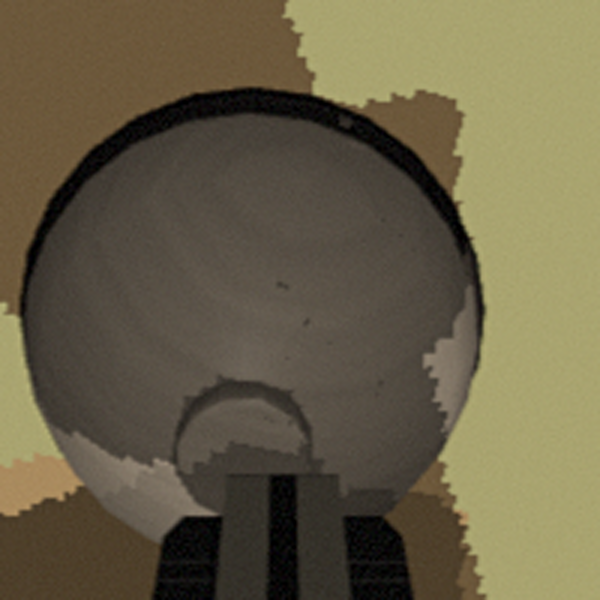

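View pics/s40.png

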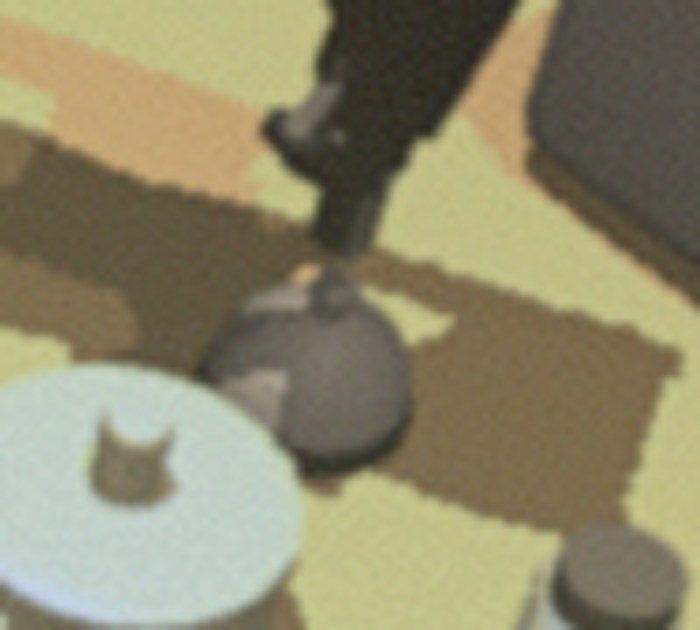

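servo_tool([
  {"delta_rot":[0,0,0],"xyz":[-5,0,0],"grip":1},
  {"delta_rot":[0,0,0],"xyz":[0,0,0],"grip":1},
  {"delta_rot":[0,0,0],"xyz":[0,0,5],"grip":1},
  {"delta_rot":[0,0,0],"xyz":[0,0,5],"grip":1},
  {"delta_rot":[0,0,0],"xyz":[0,0,0],"grip":1},
  {"delta_rot":[0,0,0],"xyz":[0,0,0],"grip":1},
  {"delta_rot":[0,0,0],"xyz":[0,0,0],"grip":1},
  {"delta_rot":[0,0,0],"xyz":[0,0,0],"grip":1},
])

```text
time: 60.58
eef_pos: [0.5019, 0.4621, 0.1017]
ee_rot: [-0.002, 0.788, -0.616, 0.002]
ft_force: [-0.7, -0.8, 0.7]
gripper_width: -0.0
```

```bash
python3 - <<'E'
from h import *
need([.501,.4605,.088],HY-np.pi/2)
E
```

```text
t 60.58 pos [0.5019 0.4621 0.1017] F [-0.7 -0.8  0.7] w -0.0
turn [-0.005 -0.    -0.005] rows>= 1 | shift after turn [ 1.4  1.2 13.7] now [ 1.4  1.3 13.7] rows>= 1
```

servo_tool([
  {"delta_rot":[0,0,0],"xyz":[0,1,6],"grip":1},
  {"delta_rot":[0,0,0],"xyz":[0,0,6],"grip":1},
  {"delta_rot":[0,0,0],"xyz":[0,0,4],"grip":1},
  {"delta_rot":[0,0,0],"xyz":[0,0,4],"grip":1},
  {"delta_rot":[0,0,0],"xyz":[0,0,4],"grip":1},
  {"delta_rot":[0,0,0],"xyz":[0,0,4],"grip":1},
  {"delta_rot":[0,0,0],"xyz":[0,0,4],"grip":1},
  {"delta_rot":[0,0,0],"xyz":[0,0,4],"grip":1},
])

```text
time: 61.25
eef_pos: [0.5021, 0.4627, 0.0807]
ee_rot: [-0.002, 0.788, -0.616, 0.002]
ft_force: [-9.8, -8.5, 24.4]
gripper_width: -0.0004
```

```bash
python3 - <<'E'
from h import *
need([.501,.4605,.081],HY-np.pi/2)
s=cam('scene'); save(s,'s41',(420,140,520,230),7)
E
```

```text
t 61.25 pos [0.5021 0.4627 0.0807] F [-9.8 -8.5 24.4] w -0.0004
turn [-0.006 -0.001 -0.004] rows>= 1 | shift after turn [ 1.9  1.6 -0.3] now [ 1.9  1.6 -0.3] rows>= 1
```

View pics/s41.png

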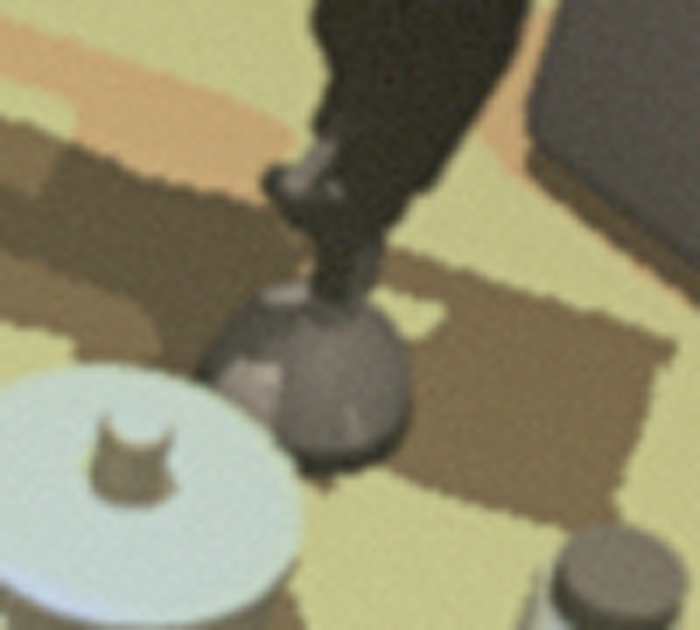

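Plunger is at its stop (tip at 58.7 mm, expected 59; 24 N, well above the 4 N spring). Rise straight off.

servo_tool([
  {"delta_rot":[0,0,0],"xyz":[0,0,-8],"grip":1},
  {"delta_rot":[0,0,0],"xyz":[0,0,-20],"grip":1},
  {"delta_rot":[0,0,0],"xyz":[0,0,-30],"grip":1},
  {"delta_rot":[0,0,0],"xyz":[0,0,-30],"grip":1},
  {"delta_rot":[0,0,0],"xyz":[0,15,-15],"grip":0.8},
  {"delta_rot":[0,0,0],"xyz":[0,20,0],"grip":0.5},
  {"delta_rot":[0,0,0],"xyz":[0,20,0],"grip":0.5},
  {"delta_rot":[0,0,0],"xyz":[0,0,0],"grip":0.5},
])

```text
time: 61.97
eef_pos: [0.4476, 0.4486, 0.188]
ee_rot: [-0.002, 0.788, -0.616, 0.002]
ft_force: [1.0, 0.1, 0.2]
gripper_width: 0.0425
```

```bash
python3 - <<'E'
from h import *
need([.5,.46,.1],HY-np.pi/2)
t=cam('top'); save(t,'t42',(0,0,640,480),1.25); s=cam('scene'); save(s,'s42',(330,120,530,340),2.7); w=cam('wrist'); save(w,'w42')
P=cloud(s)
d=dict(np.load('d_top0.npz'))
# bystander change: compare top images
df=np.abs(t['color'].astype(int)-d['color'].astype(int)).sum(2)
for n,(x,y) in dict(can=(343,130),shaker=(162,160),cup=(367,297),pepper=(427,147),tray=(500,185),tub=(214,147)).items():
    print(n,df[y-18:y+18,x-18:x+18].mean().round(1))
E
```

```text
t 61.97 pos [0.4476 0.4486 0.188 ] F [1.  0.1 0.2] w 0.0425
turn [-0.006 -0.001 -0.006] rows>= 1 | shift after turn [  1.8 -53.6  88. ] now [  1.5 -53.1  88.4] rows>= 3
can 6.4
shaker 6.2
cup 6.4
pepper 8.6
tray 7.5
tub 5.8
```

View pics/t42.png

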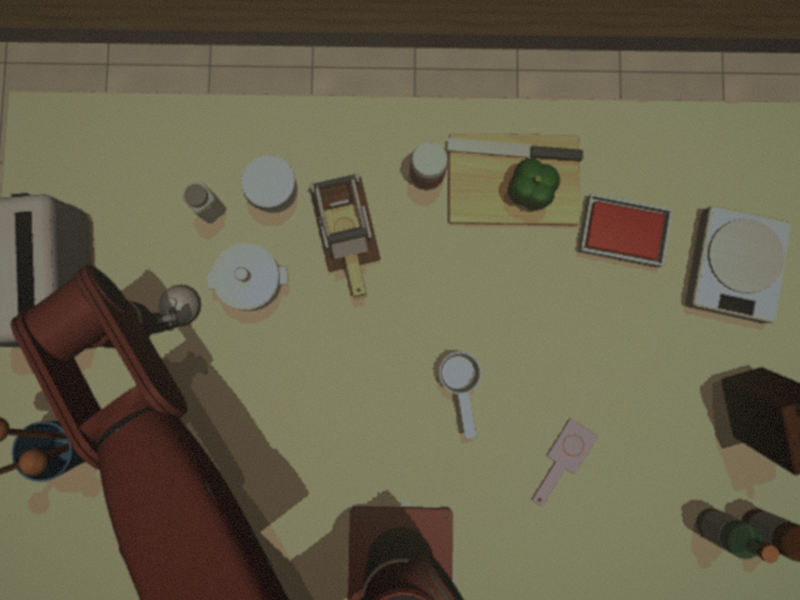

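View pics/s42.png

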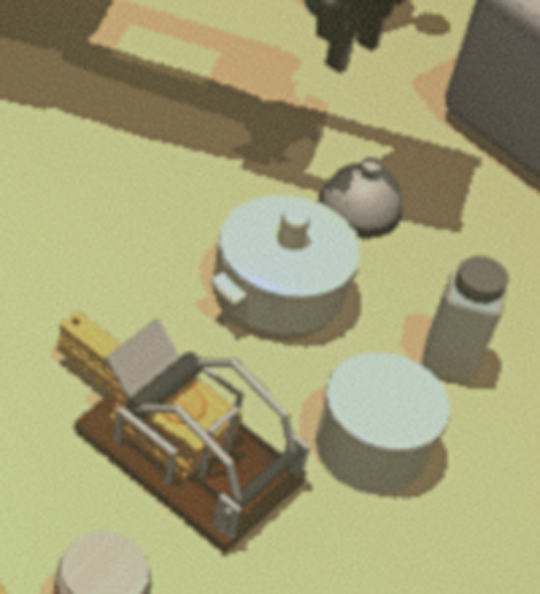

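View pics/w42.png

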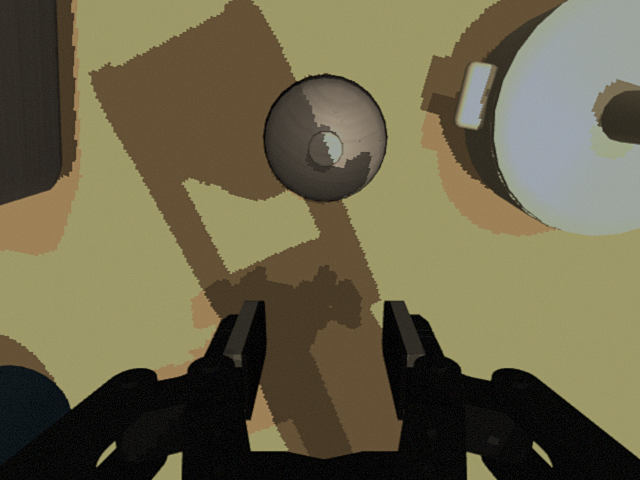

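```bash
python3 - <<'E'
from h import *
s=cam('scene'); save(s,'s43',(345,230,450,330),7)
t=cam('top'); save(t,'t43',(240,120,315,245),4.5)
hsv=cv2.cvtColor(t['color'],cv2.COLOR_RGB2HSV)
Hh=[(u,v) for v in range(205,240) for u in range(270,300) if hsv[v,u,1]>72 and t['color'][v,u,0]>115]
Q=np.array([onplane(t,a,b,.062)[:2] for a,b in Hh])-HO; X=Q@HU;Y=Q@HN; k=(X<-.07)&(X>-.13)&(abs(Y)<.014)
print('end x',np.percentile(X[k],1),'y',Y[k].mean(),'slope',np.polyfit(X[k],Y[k],1)[0],'ymin/max',np.percentile(Y[k],[2,98]))
E
```

```text
end x -0.12840446087056195 y 0.00013936721779786787 slope -0.027935295708309067 ymin/max [-0.01217189  0.01193822]
```

View pics/s43.png

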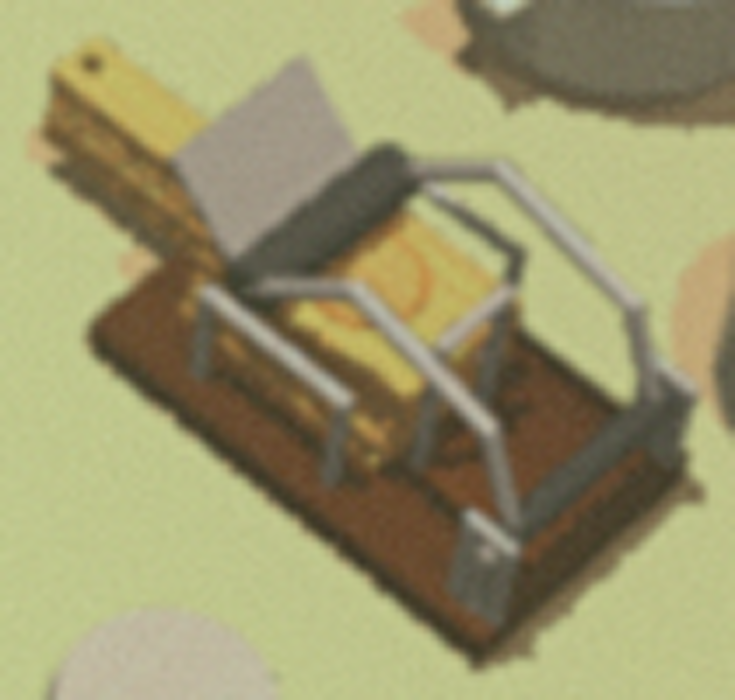

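View pics/t43.png

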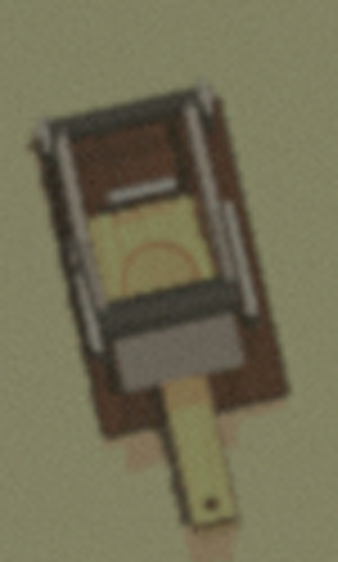

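The pile is flush, straight and centred, with the arm down on it. The lid is seated, the bell is up, and the robot is clear. Handing in.

```bash
python3 - <<'E'
from workcell import manip
print(manip.close_job())
E
```

```text
the job is handed in; nothing more can be done
None
```

I handed the job in at about 62 s; no verdict is reported. All five loose wooden paddles went into the holder on top of paddle0, each pushed until it stopped against the backstop. Then the lid went onto the crock, and I pressed the bell once. The pink paddle was left alone.

What the last checks showed:
- **Paddles:** the top of the pile stands at 61 mm, as expected for six. The top paddle is on the middle line to about 1 mm, and the pile looks flush and straight with the weighted arm resting on it. I measured only the top paddle closely and judged the rest by eye in the crops.
- **Lid:** the flange top reads 77–78.5 mm all round (78 expected), and the lid is within about 1 mm of the crock's centre.
- **Bell:** the fingertips reached 58.7 mm, where the stop is at 59, with 24 N on the wrist. The plunger looks up again in the last pictures, though I did not measure its height.
- **Other things:** the top view shows no visible shift in any bystander, and the gripper is empty and clear of everything.

Two readings disagreed:
- **Top paddle's handle slope:** one reading gave −0.14 rad, which I put down to shadow in the mask. A stricter mask gave −0.03 rad, and the pictures show the handle straight.
- **Top paddle's handle end:** it read about 125 and then 128 mm in front of the holder's middle, against 120 for a paddle fully home. The push contact and the head edge near the backstop suggest it is home, and by either reading it is within the 18 mm allowance.

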